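# Lock up the dough-press barrels

## Robot

A 6-joint arm with a two-finger parallel gripper is mounted at the origin on the work surface. World frame = base frame: x ahead of the robot, y to its left, z up, the work surface at z = 0. Lengths are in m, angles in rad, forces in N, time in s.
With the tool pointing down it reaches from about 0.325 to 0.925 m from the base axis. Payload 3.1 kg.
Tool frame: the origin (TCP) lies between the finger pads; the fingertips stand 17 mm ahead of it and the grasp point (between the pads) lies 2 mm behind it; y points along the fingers, z is the direction in which the jaws open and shut, and the axes are right-handed (so a half turn about y gives the same grasp; the last joint's range is limited). The gripper opens to 85 mm and grips with 20 to 120 N. Pads are 22 mm wide; open, the fingers measure 114 mm over their backs; the gripper's body (76 mm by 85 mm) begins 54 mm behind the grasp point. The pads swing forward as they close: fully open they stand 13 mm farther back than shut.
Start: joints at [1.066, 0.217, 1.613, -0, 1.311, -0.112], TCP at [0.239, 0.577, 0.248] pointing down, gripper open.
Joint ranges: [-2.75, 2.75], [-0.78, 2.1], [0.31, 2.55], [-1.13, 4.27], [0.13, 2.63], [-2.58, 2.58]. Speed limits (rad/s): [2.79, 2.79, 3.14, 3.14, 3.14, 3.14].

## Interface

Orientations are given as a unit quaternion [w, x, y, z].
In Python, from station import * gives the robot as it stands.
- The arm moves only by the tool servo_tool, never from a script. Its argument "commands" is a list of rows, each a list of 3 entries, a list of its own where there are three numbers: the shift along the tool's x, y, z in units of 50 mm (1.0 is 50 mm), then the turn about the tool's y in units of 5 degrees (1.0 is 5 degrees), then the opening, from 0 (shut) to 1 (fully open). In form: [[[x, y, z], roll, claw], ...]. A call has 1 to 10 rows; each row is the pose to reach, as a shift and turn from the pose commanded when the call began, along the tool's axes at that moment; what a row does not reach only later rows make up. A row lasts 1/8 s, in which the tool goes at most 62.5 mm and 10.7 degrees, less where a joint would pass 70% of its speed; a pose out of reach is approached as far as the arm can. A call with a gripper value outside its range is refused whole. The fingers move at their own pace and stop on an object; the grip force is fixed at half the most. Time passes only in rows, so rows that repeat a pose let the fingers close. It gives the time, the measured TCP pose, the force and the opening at its end, in the units of the state.
- sense(): the state, without advancing time (a new reading comes with each control period).
- camera(name): name is "scene" or "side" or "wrist"; returns a dict with "frame" (400x640x3 uint8, blue, green, red), "fx", "fy", "cx", "cy" (pixels), "xyz" and "orientation" of the camera in the world. Camera axes: x right, y up, looking along -z (the intrinsics and any distortion apply to the point x, -y, -z); pixel columns grow to the right and rows downward; lengths in m; the calibration is good to about 2 mm. A picture is of the moment at which its call begins. There is no depth.
- sign_off(): hands the job in, once; it reports no verdict.
The state is a dict: "t": time; "qpos": joint angles; "joint_vel": joint speeds; "joint_torque": joint torques, N m; "tcp_pos": TCP position; "tool_rot": TCP orientation; "force": force on the tool from outside, world axes, zero at the start; "moment": the same for the moment, N m; "gripper_width": finger opening in m.
Only numpy, scipy, OpenCV 4.12 (cv2) and the standard library are available. Lean on these libraries where they do the work, as an engineer would, in place of code of your own. Each camera call takes 0.05 s, during which the arm holds its last target.

## Task

Get every dough-press barrel waiting on the white board ready for the class: one at a time, lay it in the V-cradle, swing the clamp strap over so that it is held still, and turn its knurled lock ring clockwise (facing the ring end) fully home, before swinging the strap back and laying the barrel flat in the steel tray. Turn the rings only while the barrel is under the strap, swing the strap down again over the empty cradle when all are done, and leave the bowl, jar and loaf pan alone.

Things in the scene. Friction and masses are not known exactly. Their poses are not given: they have to be found in the camera images.
- cradle: Fixed aluminium V-cradle on a 124 x 215 mm base plate; origin on the bench under the middle of the V, z up, x along the V (the way a barrel lies), y across. Two V-plates 12 mm thick (90 degree V) stand at x = -38 and +38 mm, leaving a 64 mm gap for fingers; their tops are 113 mm above the bench and 44 mm to either side.
- cradle_seat (a point): Where the middle of a seated barrel's axis lies: middle of the V, 110 mm above the bench; its axes are the cradle's. A barrel may lie either way round, ring and flange overhanging the outer ends of the V-plates.
- strap (a joint): Clamp strap, 0.5 kg of steel, 30 mm wide, hinged along the cradle's x. 0 = level, resting on a seated barrel; -0.12 = down with no barrel; grows as it opens up and back; 1.57 = upright; 1.85 = fully open at its stop. Starts down. No latch: below about 1.5 it falls slowly shut by its weight, beyond 1.65 it falls back open.
- strap_hinge (a point): The strap's hinge line, 80 mm from the cradle's middle towards the cradle's -y (the side away from the robot), 142 mm above the bench, between cheeks 154 mm high; axes are the cradle's.
- strap_knob (a point): Middle of the black knob at the strap's free end: a cylinder 24 mm diameter, 24 mm long along the cradle's x, 136 mm from the hinge and 6 mm above the strap's middle plane (when level 148 mm above the bench, 56 mm to the cradle's +y side). It can be pinched on its two end faces and led round the hinge.
- board: Fixed white board 320 (its x) x 260 x 6 mm on which the barrels wait; origin under its middle. It lies on one side of the cradle, the tray on the other; which side varies.
- tray: Fixed open steel tray, outside 320 (its x) x 225 (its y) x 28 mm high, walls and floor about 4 to 5 mm; origin under its middle. Barrels lie in it side by side, each along the tray's y, either way round; about 80 mm apart leaves room for fingers.
- barrel_a: A dough-press barrel (None if absent), 0.45 kg: aluminium tube 46 mm diameter, origin on its axis, x along the axis towards the lock ring. From x = -64 to -74 mm a square foot flange 58 x 58 mm; -64 to +64 plain tube; +64 to +90 the knurled lock ring, 58 mm diameter. On a flat surface it lies level, axis 29 mm up, on a side of the flange.
- ring_a (a joint): Lock ring of barrel_a: 0 = loose, 1.2 rad = home at its stop; starts at 0 to 0.25. It grows when the ring turns clockwise as seen facing the ring end (right-handed about the barrel's own -x). It turns stiffly (0.12 Nm), enough to roll an unclamped barrel.
- barrel_b: A dough-press barrel (None if absent), 0.45 kg: aluminium tube 46 mm diameter, origin on its axis, x along the axis towards the lock ring. From x = -64 to -74 mm a square foot flange 58 x 58 mm; -64 to +64 plain tube; +64 to +90 the knurled lock ring, 58 mm diameter. On a flat surface it lies level, axis 29 mm up, on a side of the flange.
- ring_b (a joint): Lock ring of barrel_b: 0 = loose, 1.2 rad = home at its stop; starts at 0 to 0.25. It grows when the ring turns clockwise as seen facing the ring end (right-handed about the barrel's own -x). It turns stiffly (0.12 Nm), enough to roll an unclamped barrel.
- barrel_c: A dough-press barrel (None if absent), 0.45 kg: aluminium tube 46 mm diameter, origin on its axis, x along the axis towards the lock ring. From x = -64 to -74 mm a square foot flange 58 x 58 mm; -64 to +64 plain tube; +64 to +90 the knurled lock ring, 58 mm diameter. On a flat surface it lies level, axis 29 mm up, on a side of the flange.
- ring_c (a joint): Lock ring of barrel_c: 0 = loose, 1.2 rad = home at its stop; starts at 0 to 0.25. It grows when the ring turns clockwise as seen facing the ring end (right-handed about the barrel's own -x). It turns stiffly (0.12 Nm), enough to roll an unclamped barrel.
- bowl: Yellow mixing bowl, 150 mm wide; leave alone.
- jar: Glass jar, 110 mm high; leave alone.
- loaf_pan: Dark loaf pan 130 x 240 x 60 mm; leave alone.
Mind the look-alikes: they are no part of the job. Leave any blue or purple look-alike of the barrel_a alone. What is shaped like the cradle but red is not meant.

How it is judged:
By the outcome, as a careful person would: the job done as asked, in the order asked, and still so for the second after the job is handed in, with the robot touching nothing.
Of barrel_a, barrel_b, barrel_c only 1 to 2 are there at a start; the rules pass over those that are not, and their reading is None.
At some moment in a run one of barrel_a, barrel_b, barrel_c may be knocked a few centimetres aside while the robot is not near it.
Once in a run the grip may slacken for a moment while it holds something.
It also fails if it takes over 210 s, if anything falls off the work surface, if the arm or the gripper's body presses on something with over 40 N, if the wrist force passes 120 N, or if a joint passes its speed limit or range.

## Working session

There is one attempt and no reset: what is moved stays moved. The work goes in short steps, Python scripts to look and compute and a tool call to move; the robot and the scene stay as the last step left them, time stands still between calls to the robot, and variables do not carry over. Pictures are saved under pics/ and viewed, and the job is handed in when it is done.

Besides the shell and the picture viewer there is one more tool, called after "Request:" by a JSON object that holds its "api" and its "payload", one argument or row to a line. servo_tool: Moves the arm, as the interface text tells. Its arguments: {"type":"object","properties":{"commands":{"type":"array"}},"required":["commands"]}

```bash
ls; mkdir -p pics; python3 - <<'E'
from station import *
import cv2
print(sense())
for n in ["scene","side","wrist"]:
    c=camera(n); cv2.imwrite(f"pics/{n}0.png",c["frame"]); print(n,{k:v for k,v in c.items() if k!="frame"})
E
```

```text
pics
{'t': 0.0, 'qpos': array([ 1.06582687e+00,  2.17763427e-01,  1.61495152e+00,  3.74439378e-05,
        1.31129601e+00, -1.12232541e-01]), 'joint_vel': array([-0.00013854, -0.00060198, -0.00057319, -0.00098295,  0.00131961,
        0.00124591]), 'joint_torque': array([ 2.83098425e-04, -3.96848845e+01, -3.03851187e+01,  1.84531899e-05,
        9.73535527e-03, -5.28069855e-07]), 'tcp_pos': array([0.23880661, 0.5767311 , 0.2469534 ]), 'tool_rot': array([-0.69270542,  0.69432686, -0.13823793,  0.13769418]), 'force': array([-0.75352291, -0.25144149, -0.06730238]), 'moment': array([ 0.06043443, -0.00103758, -0.00482435]), 'gripper_width': 0.08545333160030327}
scene {'fx': 515.9493346658165, 'fy': 515.9493346658165, 'cx': 316.48964564788776, 'cy': 201.18886925249586, 'xyz': array([ 1.22253096, -0.89894922,  1.48600275]), 'orientation': array([0.88920414, 0.31909654, 0.11776178, 0.30598292])}
side {'fx': 364.05382206604975, 'fy': 364.05382206604975, 'cx': 316.9252582844773, 'cy': 203.76545413009015, 'xyz': array([-0.04739967, -0.81198519,  0.81077543]), 'orientation': array([ 0.84658889,  0.44510873, -0.12457647, -0.2639056 ])}
wrist {'fx': 282.6608267831019, 'fy': 282.6608267831019, 'cx': 320.2639372930442, 'cy': 203.95789751876822, 'xyz': array([0.1648915 , 0.60699365, 0.37396428]), 'orientation': array([ 0.82067951, -0.13186944, -0.08665457,  0.54916898])}
```

View pics/scene0.png

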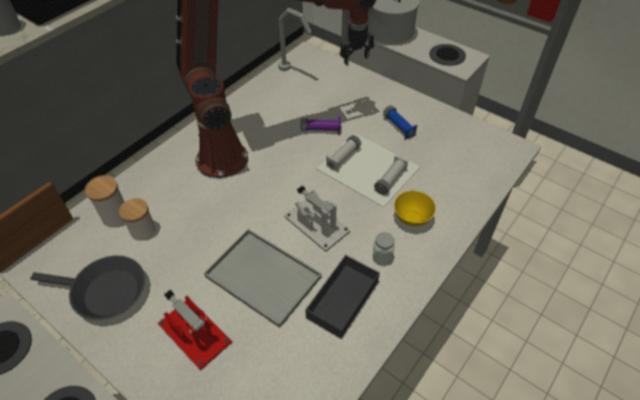

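View pics/side0.png

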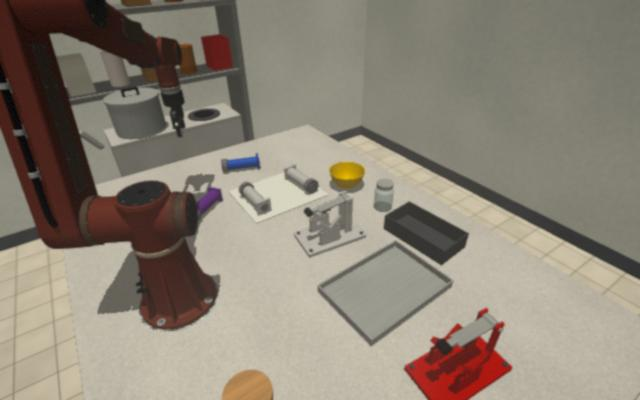

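View pics/wrist0.png

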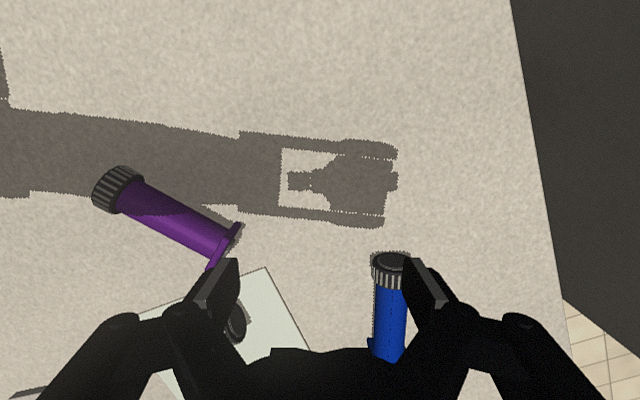

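```bash
cat > h.py <<'E'
import numpy as np, cv2, os
from scipy.spatial.transform import Rotation as R
def q2R(q): return R.from_quat([q[1],q[2],q[3],q[0]]).as_matrix()
def ray(c,u,v):
    d=np.array([(u-c['cx'])/c['fx'],-(v-c['cy'])/c['fy'],-1.0]); d=q2R(c['orientation'])@d
    return np.array(c['xyz']),d/np.linalg.norm(d)
def onz(c,u,v,z):
    o,d=ray(c,u,v); return o+d*(z-o[2])/d[2]
def proj(c,p):
    q=q2R(c['orientation']).T@(np.array(p)-c['xyz']); return np.array([c['cx']+c['fx']*q[0]/-q[2], c['cy']-c['fy']*q[1]/-q[2]])
def tri(obs):
    A=np.zeros((3,3));b=np.zeros(3);L=[]
    for c,u,v in obs:
        o,d=ray(c,u,v);P=np.eye(3)-np.outer(d,d);A+=P;b+=P@o;L.append((o,d))
    x=np.linalg.solve(A,b); res=[np.linalg.norm((np.eye(3)-np.outer(d,d))@(x-o)) for o,d in L]
    return x,res
def save(c,name):
    import pickle; cv2.imwrite(f"pics/{name}.png",c['frame']); pickle.dump(c,open(f"pics/{name}.pkl","wb"))
def load(name):
    import pickle; return pickle.load(open(f"pics/{name}.pkl","rb"))
def crop(name,x0,y0,x1,y1,k,out):
    im=cv2.imread(f"pics/{name}.png")[y0:y1,x0:x1]; cv2.imwrite(f"pics/{out}.png",cv2.resize(im,None,fx=k,fy=k,interpolation=cv2.INTER_CUBIC))
def tool(s):
    M=q2R(s['tool_rot']); return np.array(s['tcp_pos']),M
def st():
    from station import sense
    s=sense();p,M=tool(s); return s,p,M
def show():
    s,p,M=st()
    print('t',round(s['t'],2),'p',p.round(4),'x',M[:,0].round(3),'y',M[:,1].round(3),'z',M[:,2].round(3),'F',s['force'].round(1),'w',round(s['gripper_width'],4),'q',s['qpos'].round(2))
def cmd(target,rolldeg=0):
    """units from the current pose"""
    s,p,M=st(); print('xyz units',(M.T@(np.array(target)-p)/0.05).round(3),'roll',rolldeg/5)
E
python3 - <<'E'
from h import *
from station import *
show()
for n in ["scene","side"]: save(camera(n),n+"0")
crop("scene0",280,80,440,200,5,"c1")
crop("scene0",200,180,400,345,4,"c2")
crop("side0",190,130,510,360,2.5,"c3")
crop("side0",290,180,390,260,8,"c4")
E
```

```text
t 0.15 p [0.2389 0.5769 0.2472] x [ 0.924 -0.383 -0.   ] y [-0.001 -0.002 -1.   ] z [ 0.383  0.924 -0.002] F [ 0.4 -1.3 -0.6] w 0.0856 q [ 1.07  0.22  1.61  0.    1.31 -0.11]
```

View pics/c1.png

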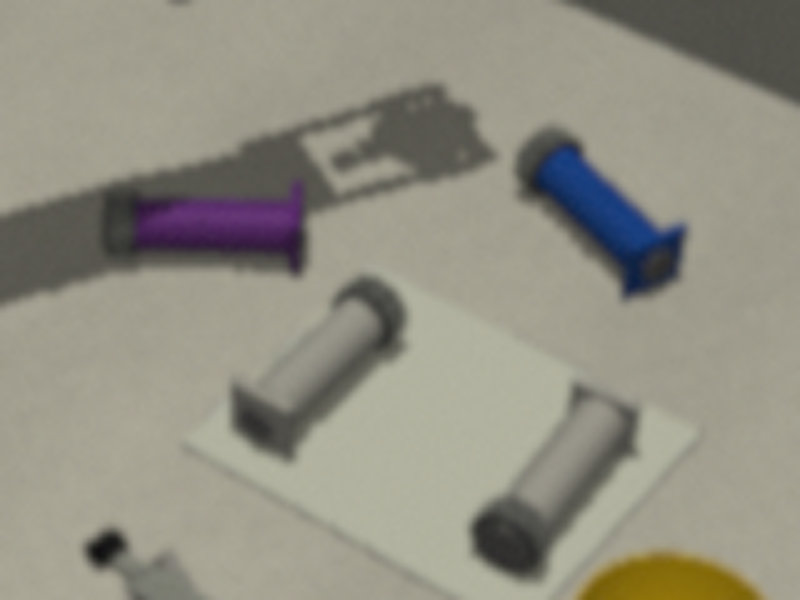

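View pics/c2.png

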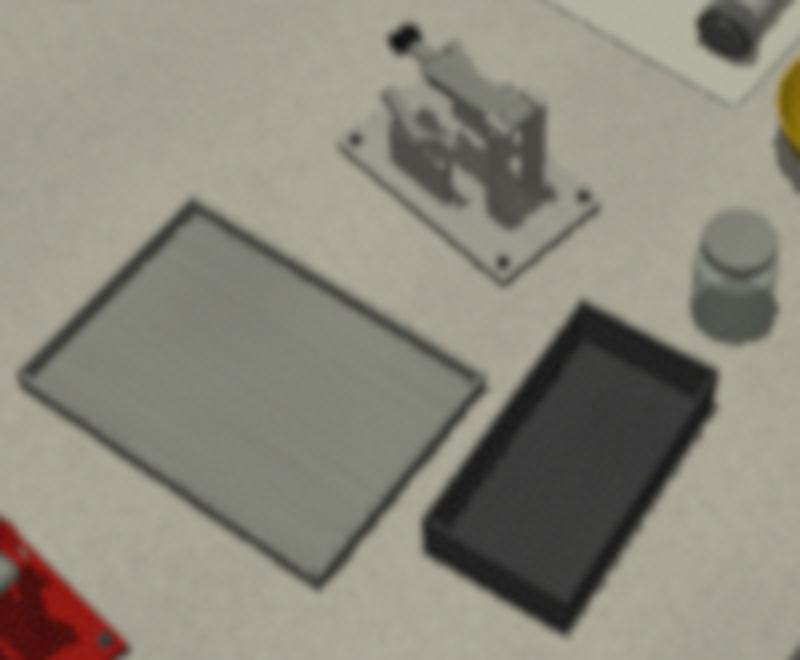

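View pics/c3.png

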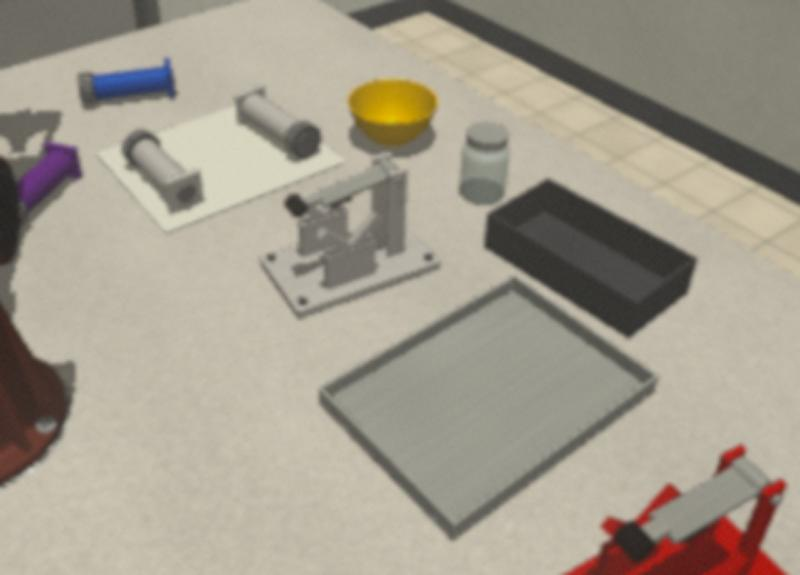

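```bash
python3 - <<'E'
from h import *
s=load("scene0"); d=load("side0")
print("cradle base"); 
for u in [(284.5,216.5),(325.8,251.3),(350,232)]: print(onz(s,*u,0.008).round(3))
print("side base");
for u in [(294,234.5),(310,256),(366,236)]: print(onz(d,*u,0.008).round(3))
print("tray scene");
for u in [(248.3,230.5),(205.5,274.5),(279.5,326.3),(321.3,275.5)]: print(onz(s,*u,0.028).round(3))
print("tray side"); # c3 /2.5 + (190,130)
for u in [(320,393),(514,280),(656,378),(454,535)]: print(onz(d,u[0]/2.5+190,u[1]/2.5+130,0.028).round(3))
print("board");
for u in [(317,168.4),(420,166.4),(360,135)]: print(onz(s,*u,0.006).round(3))
for u in [(98,155),(167,230),(345,160)]: print(onz(d,u[0]/2.5+190,u[1]/2.5+130,0.006).round(3))
def both(a,b): 
    x,r=tri([(s,a[0]/5+280,a[1]/5+80),(d,b[0]/2.5+190,b[1]/2.5+130)]); print(x.round(3),np.round(r,4))
print("b1 flange ctr, ring ctr"); both((265,418),(185,190)); both((372,300),(140,145))
print("b2 ring face, flange"); both((512,540),(303,138)); both((605,415),(250,103))
x,r=tri([(s,200+404/4,180+39/4),(d,190+296/2.5,130+204/2.5)]); print("knob",x.round(3),r)
E
```

```text
cradle base
[ 0.397 -0.074  0.008]
[ 0.609 -0.103  0.008]
[0.627 0.015 0.008]
side base
[0.41  0.045 0.008]
[ 0.397 -0.077  0.008]
[ 0.606 -0.104  0.008]
tray scene
[ 0.348 -0.211  0.028]
[ 0.36  -0.43   0.028]
[ 0.674 -0.42   0.028]
[ 0.664 -0.199  0.028]
tray side
[ 0.335 -0.215  0.028]
[ 0.648 -0.201  0.028]
[ 0.66  -0.417  0.028]
[ 0.34  -0.439  0.028]
board
[0.341 0.188 0.006]
[0.656 0.444 0.006]
[0.365 0.448 0.006]
[0.335 0.435 0.006]
[0.338 0.187 0.006]
[0.653 0.185 0.006]
b1 flange ctr, ring ctr
[0.39  0.226 0.033] [0.0003 0.0003]
[0.385 0.376 0.04 ] [0.003 0.003]
b2 ring face, flange
[0.612 0.241 0.033] [0.0021 0.0021]
[0.599 0.389 0.035] [0.0004 0.0004]
knob [ 0.435 -0.018  0.132] [np.float64(0.000565510998297557), np.float64(0.0005655109982975275)]
```

```bash
python3 - <<'E'
from h import *
from station import *
s,p,M=st(); c=camera("wrist")
print("cam in tool",(M.T@(c['xyz']-p)).round(4)); print((M.T@q2R(c['orientation'])).round(3))
cmd((0.50,0.10,0.30))
E
```

```text
cam in tool [-0.0799 -0.1269 -0.0007]
[[-0.001 -0.95  -0.312]
 [ 0.     0.312 -0.95 ]
 [ 1.    -0.001  0.   ]]
xyz units [ 8.474 -1.039 -6.82 ] roll 0.0
```

```bash
python3 - <<'E'
from h import *
cmd((0.46,0.05,0.38))
E
```

```text
xyz units [ 8.117 -2.638 -8.052] roll 0.0
```

Request:
{"api": "servo_tool", "payload": {
  "commands": [
    [[1, -1, -1], -0.5, 1],
    [[2, -2, -2], -1, 1],
    [[3, -2.6, -3], -2, 1],
    [[4, -2.6, -4], -2.9, 1],
    [[5, -2.6, -5], -2.9, 1],
    [[6, -2.6, -6], -2.9, 1],
    [[7, -2.6, -7], -2.9, 1],
    [[8.1, -2.6, -8], -2.9, 1],
    [[8.1, -2.6, -8], -2.9, 1],
    [[8.1, -2.6, -8], -2.9, 1]
  ]
}}

```text
t: 1.55
tcp_pos: [0.4608, 0.0502, 0.3785]
tool_rot: [-0.705, 0.705, -0.05, 0.051]
force: [0.2, 0.6, -0.1]
gripper_width: 0.0853
```

```bash
python3 - <<'E'
from h import *
from station import *
save(camera("wrist"),"w1"); show()
E
```

```text
t 1.6 p [0.4623 0.047  0.3783] x [ 0.99  -0.144  0.002] y [ 0.002 -0.005 -1.   ] z [ 0.144  0.989 -0.004] F [ 2.3 -2.5  0.3] w 0.0855 q [-0.05 -0.22  1.81 -0.    1.55 -1.47]
```

View pics/w1.png

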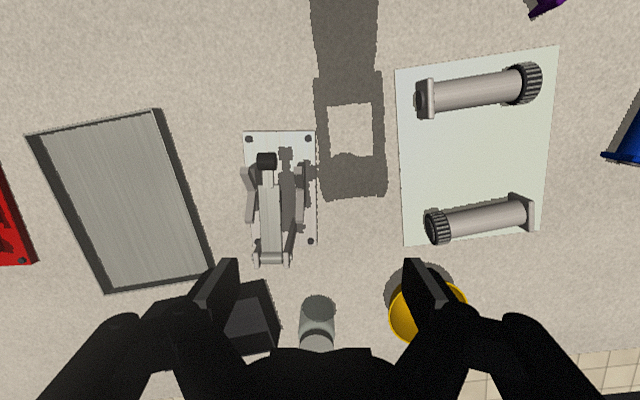

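Request:
{"api": "servo_tool", "payload": {
  "commands": [
    [[-0.5, 0, -1.2], 0, 1],
    [[-1, 0, -2.4], 0, 1],
    [[-1, 0, -2.4], 0, 1],
    [[-1, 0, -2.4], 0, 1]
  ]
}}

```text
t: 2.1
tcp_pos: [0.3941, -0.0589, 0.3785]
tool_rot: [0.706, -0.705, 0.049, -0.05]
force: [0.0, 0.2, 0.0]
gripper_width: 0.0855
```

```bash
python3 - <<'E'
from h import *
from station import *
save(camera("wrist"),"w2"); show()
crop("w1",220,120,340,280,4,"d1")
E
```

```text
t 2.15 p [ 0.3944 -0.0583  0.3784] x [ 0.99  -0.139  0.001] y [ 0.001  0.001 -1.   ] z [0.139 0.99  0.001] F [ 1.7 -0.4  0.5] w 0.0851 q [-0.32 -0.37  1.93  0.    1.59 -1.76]
```

View pics/w2.png

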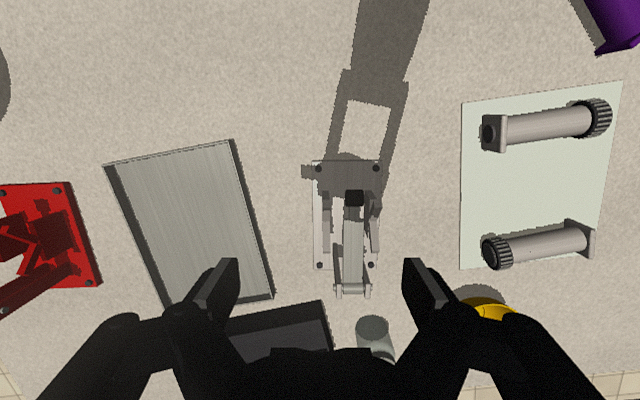

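View pics/d1.png

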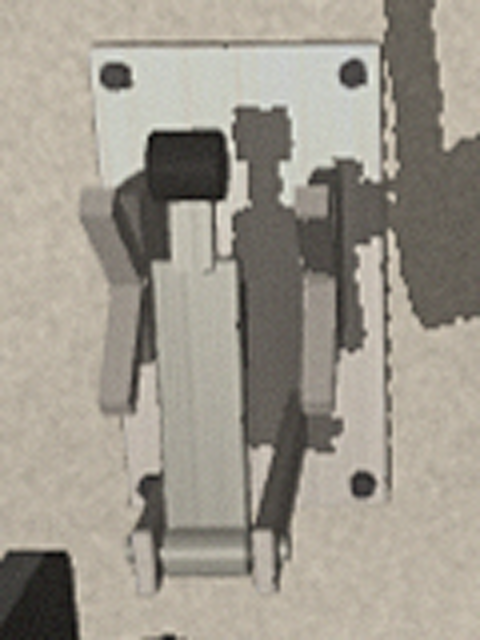

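```bash
python3 - <<'E'
from h import *
crop("w2",290,150,410,310,4,"d2")
crop("w1",390,40,570,260,3.6/1.4,"d3")
crop("w2",450,70,640,290,3.6/1.4,"d4")
E
```

```text
(no output)
```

View pics/d2.png

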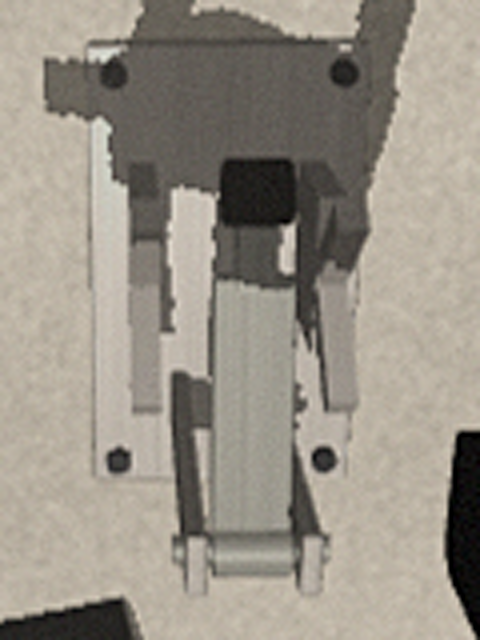

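View pics/d3.png

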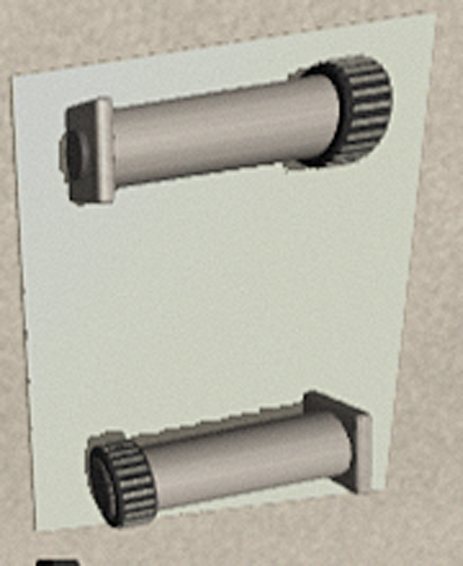

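View pics/d4.png

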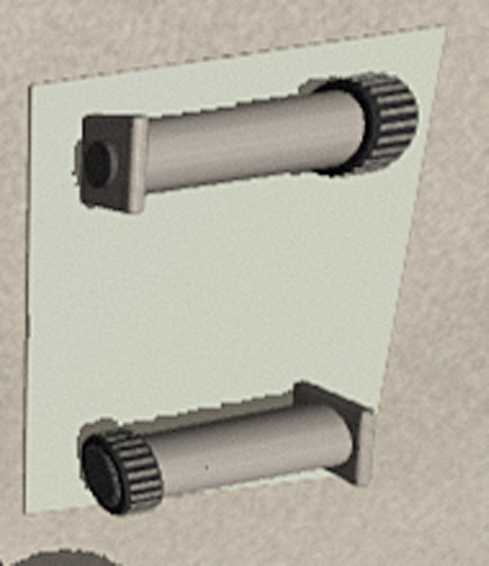

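```bash
python3 - <<'E'
from h import *
a=load("w1");b=load("w2")
def T(n,p,q,oa,ob,k):
    x,r=tri([(a,oa[0]+p[0]/k,oa[1]+p[1]/k),(b,ob[0]+q[0]/k,ob[1]+q[1]/k)]); print(n,x.round(4),np.round(r[0],4)); return x
oa,ob=(220,120),(290,150)
kn=T("knob",(188,164),(258,191),oa,ob,4)
hi=T("hinge",(205,551),(255,553),oa,ob,4)
l=T("pl-",(117,411),(146,411),oa,ob,4); r=T("pl+",(319,412),(340,408),oa,ob,4)
T("basecorner1",(94,44),(90,42),oa,ob,4);T("basecorner2",(380,42),(369,40),oa,ob,4)
k=3.6/1.4;oa,ob=(390,40),(450,70)
T("b1 flange front edge top mid",(108,97),(142,116),oa,ob,k)
T("b1 ring far top",(375,60),(400,75),oa,ob,k)
T("b2 flange top R",(369,415),(372,410),oa,ob,k)
# axis lines at z=.035: silhouettes centre
for n,c,o,pts in [("w1",a,oa,[((110,142),(340,120)),((155,478),(350,446))]),("w2",b,ob,[((142,160),(365,126)),((165,472),(352,432))])]:
    for p,q in pts:
        P=onz(c,o[0]+p[0]/k,o[1]+p[1]/k,0.05);Q=onz(c,o[0]+q[0]/k,o[1]+q[1]/k,0.05)
        print(n,P.round(4),Q.round(4),np.linalg.norm(P-Q).round(3),np.degrees(np.arctan2(*(Q-P)[[1,0]])).round(1))
E
```

```text
knob [ 0.4334 -0.0175  0.134 ] 0.0001
hinge [ 0.5643 -0.0344  0.1533] 0.0004
pl- [ 0.5249 -0.068   0.1088] 0.0001
pl+ [0.5365 0.0074 0.1059] 0.0008
basecorner1 [ 0.3949 -0.0734  0.009 ] 0.0002
basecorner2 [0.4108 0.0476 0.0117] 0.0004
b1 flange front edge top mid [0.3591 0.2272 0.0589] 0.0004
b1 ring far top [0.3592 0.3848 0.0454] 0.001
b2 flange top R [0.5719 0.391  0.0583] 0.0003
w1 [0.3829 0.2314 0.05  ] [0.3896 0.3637 0.05  ] 0.132 87.1
w1 [0.6012 0.2578 0.05  ] [0.5961 0.3864 0.05  ] 0.129 92.2
w2 [0.3863 0.234  0.05  ] [0.3848 0.3654 0.05  ] 0.131 90.7
w2 [0.6048 0.2634 0.05  ] [0.5914 0.3884 0.05  ] 0.126 96.1
```

```bash
cat >> h.py <<'E'
O=np.array([0.4875,-0.0245,0]); YA=np.radians(82.4)
XH=np.array([np.cos(YA),np.sin(YA),0]); YH=np.array([-np.sin(YA),np.cos(YA),0])
def cr(x,y,z): return O+XH*x+YH*y+np.array([0,0,z])
def knob(t): return cr(0,-.080+.136*np.cos(t)-.006*np.sin(t),.142+.136*np.sin(t)+.006*np.cos(t))
E
python3 - <<'E'
from h import *
show(); k=knob(-.12); print(k)
cmd(k+[0,0,.068]); cmd(k+[0,0,.008])
E
```

```text
t 2.15 p [ 0.3944 -0.0583  0.3784] x [ 0.99  -0.139  0.001] y [ 0.001  0.001 -1.   ] z [0.139 0.99  0.001] F [ 1.7 -0.4  0.5] w 0.0851 q [-0.32 -0.37  1.93  0.    1.59 -1.76]
[ 0.4322494  -0.017128    0.13167599]
xyz units [0.634 3.576 0.917] roll 0.0
xyz units [0.633 4.776 0.916] roll 0.0
```

Request:
{"api": "servo_tool", "payload": {
  "commands": [
    [[0.32, 1, 0.5], 0, 0.6],
    [[0.63, 2, 0.92], 0, 0.6],
    [[0.63, 3, 0.92], 0, 0.6],
    [[0.63, 3.57, 0.92], 0, 0.6],
    [[0.63, 3.57, 0.92], 0, 0.6],
    [[0.63, 3.57, 0.92], 0, 0.6]
  ]
}}

```text
t: 2.9
tcp_pos: [0.4329, -0.0171, 0.2012]
tool_rot: [-0.705, 0.705, -0.048, 0.049]
force: [0.8, -0.7, 0.5]
gripper_width: 0.0512
```

```bash
python3 - <<'E'
from h import *
from station import *
save(camera("wrist"),"w3"); show(); cmd(knob(-.12)+[0,0,.008])
E
```

```text
t 2.95 p [ 0.4333 -0.0174  0.2018] x [ 0.99  -0.138  0.003] y [ 0.003 -0.001 -1.   ] z [ 0.138  0.99  -0.   ] F [ 0.1 -0.4 -0. ] w 0.051 q [-0.2  -0.16  2.09  0.    1.21 -1.63]
xyz units [-0.026  1.242  0.003] roll 0.0
```

View pics/w3.png

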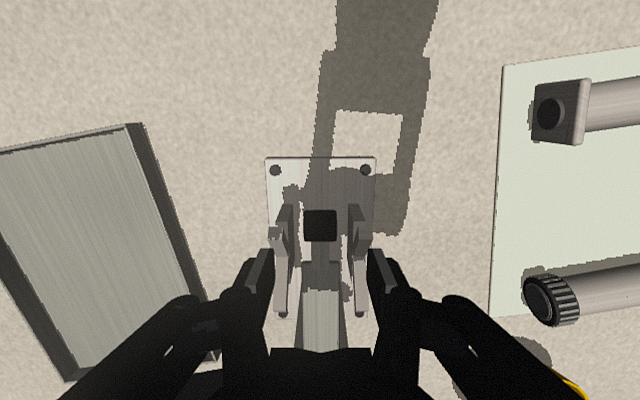

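Request:
{"api": "servo_tool", "payload": {
  "commands": [
    [[0, 0.6, 0], 0, 0.6],
    [[0, 1.2, 0], 0, 0.6],
    [[0, 1.22, 0], 0, 0.6],
    [[0, 1.22, 0], 0, 0.2],
    [[0, 1.22, 0], 0, 0.0],
    [[0, 1.22, 0], 0, 0.0],
    [[0, 1.22, 0], 0, 0.0]
  ]
}}

```text
t: 3.82
tcp_pos: [0.4335, -0.0176, 0.1412]
tool_rot: [0.706, -0.705, 0.048, -0.051]
force: [-1.7, 3.2, 7.1]
gripper_width: 0.0226
```

```bash
python3 - <<'E'
from h import *
from station import *
save(camera("wrist"),"w4"); show()
s,p,M=st()
k0=knob(-.12)
for t in [0.1,.3,.5,.7,.9,1.1,1.3,1.5,1.65,1.78]: print(t,(M.T@(knob(t)-k0)/.05).round(2))
E
```

```text
t 3.88 p [ 0.4335 -0.0176  0.1413] x [ 0.99  -0.139  0.004] y [ 0.004  0.    -1.   ] z [0.139 0.99  0.001] F [-1.2  2.7  6.3] w 0.0226 q [-0.2  -0.08  2.14  0.    1.07 -1.64]
0.1 [ 0.02 -0.6   0.  ]
0.3 [ 0.16 -1.12  0.  ]
0.5 [ 0.39 -1.61  0.  ]
0.7 [ 0.72 -2.05  0.01]
0.9 [ 1.13 -2.41  0.01]
1.1 [ 1.6  -2.68  0.01]
1.3 [ 2.11 -2.85  0.02]
1.5 [ 2.65 -2.92  0.02]
1.65 [ 3.06 -2.9   0.02]
1.78 [ 3.41 -2.83  0.03]
```

View pics/w4.png

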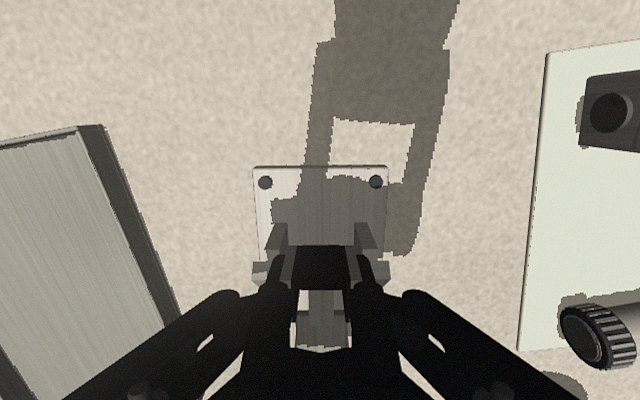

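Request:
{"api": "servo_tool", "payload": {
  "commands": [
    [[0.02, -0.6, 0], 0, 0],
    [[0.16, -1.12, 0], 0, 0],
    [[0.39, -1.61, 0], 0, 0],
    [[0.72, -2.05, 0], 0, 0],
    [[1.13, -2.41, 0], 0, 0],
    [[1.6, -2.68, 0], 0, 0],
    [[2.11, -2.85, 0], 0, 0],
    [[2.65, -2.92, 0], 0, 0],
    [[3.06, -2.9, 0], 0, 0],
    [[3.41, -2.83, 0], 0, 0]
  ]
}}

```text
t: 5.12
tcp_pos: [0.6006, -0.04, 0.2813]
tool_rot: [0.707, -0.704, 0.05, -0.049]
force: [-1.6, 3.7, 3.8]
gripper_width: 0.021
```

```bash
python3 - <<'E'
from h import *
from station import *
save(camera("side"),"s1"); show();crop("side0",290,160,410,260,1,"x"); crop("s1",260,110,460,260,4,"e1")
E
```

```text
t 5.17 p [ 0.6026 -0.0403  0.281 ] x [ 0.99  -0.139  0.001] y [ 0.002  0.003 -1.   ] z [0.139 0.99  0.004] F [2.7 4.7 3.1] w 0.0209 q [-0.18  0.15  1.63  0.    1.36 -1.62]
```

View pics/e1.png

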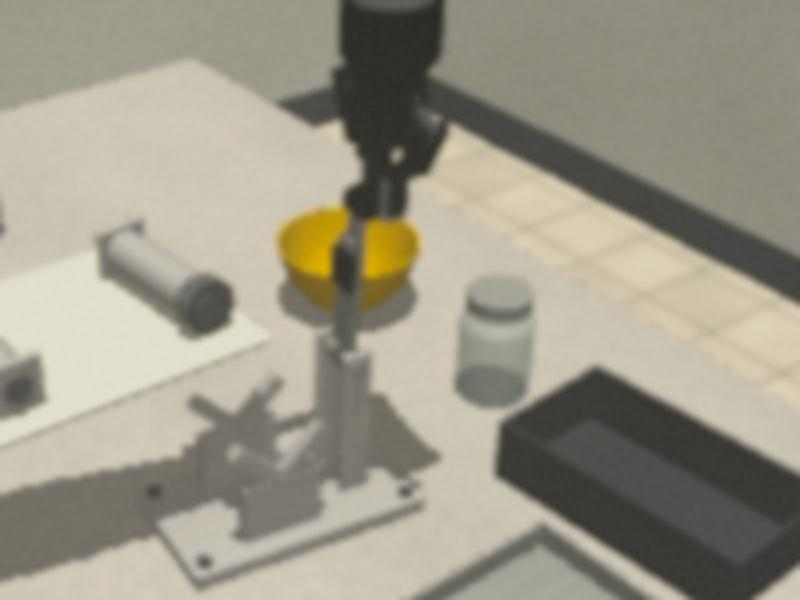

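```bash
python3 - <<'E'
from h import *
from station import *
save(camera("wrist"),"w5"); save(camera("scene"),"sc5"); crop("sc5",260,120,400,260,4,"e2")
E
```

```text
(no output)
```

View pics/w5.png

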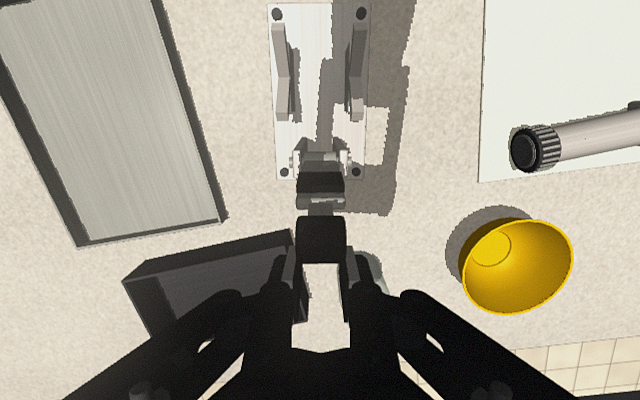

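View pics/e2.png

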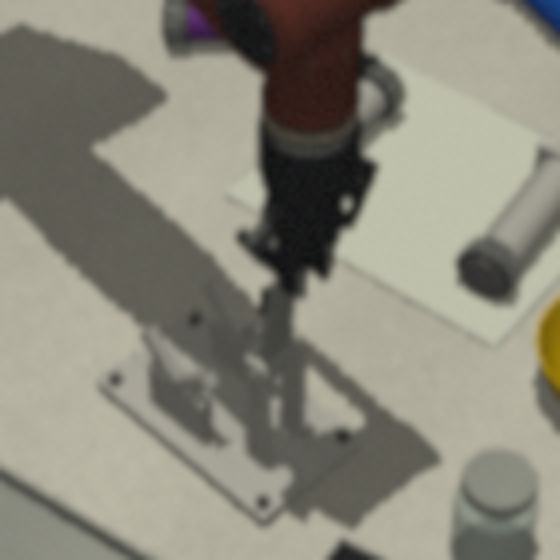

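Request:
{"api": "servo_tool", "payload": {
  "commands": [
    [[0.15, 0.03, 0], 0, 0],
    [[0.3, 0.06, 0], 0, 0],
    [[0.3, 0.06, 0], 0, 0.4],
    [[0.3, 0.06, 0], 0, 0.6],
    [[0.3, 0.06, 0], 0, 0.6],
    [[0.3, -0.6, 0], 0, 0.6],
    [[0.3, -1.5, 0], 0, 0.6],
    [[0, -1.5, 0], 0, 0.6]
  ]
}}

```text
t: 6.28
tcp_pos: [0.6029, -0.0425, 0.3611]
tool_rot: [-0.705, 0.706, -0.046, 0.053]
force: [-0.1, -1.2, -0.1]
gripper_width: 0.0514
```

```bash
python3 - <<'E'
from h import *
from station import *
save(camera("wrist"),"w6");show(); save(camera("side"),"s6"); crop("s6",260,110,460,260,4,"e1")
E
```

```text
t 6.33 p [ 0.5999 -0.0418  0.3585] x [ 0.99  -0.139  0.004] y [ 0.004 -0.001 -1.   ] z [ 0.139  0.99  -0.001] F [-0.9  1.3 -0. ] w 0.0512 q [-0.19  0.1   1.54 -0.    1.5  -1.62]
```

View pics/w6.png

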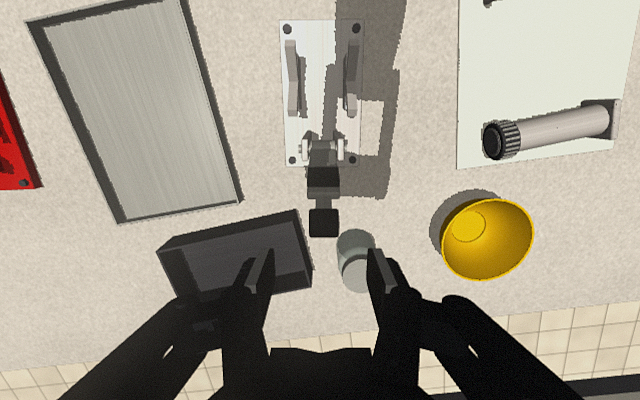

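View pics/e1.png

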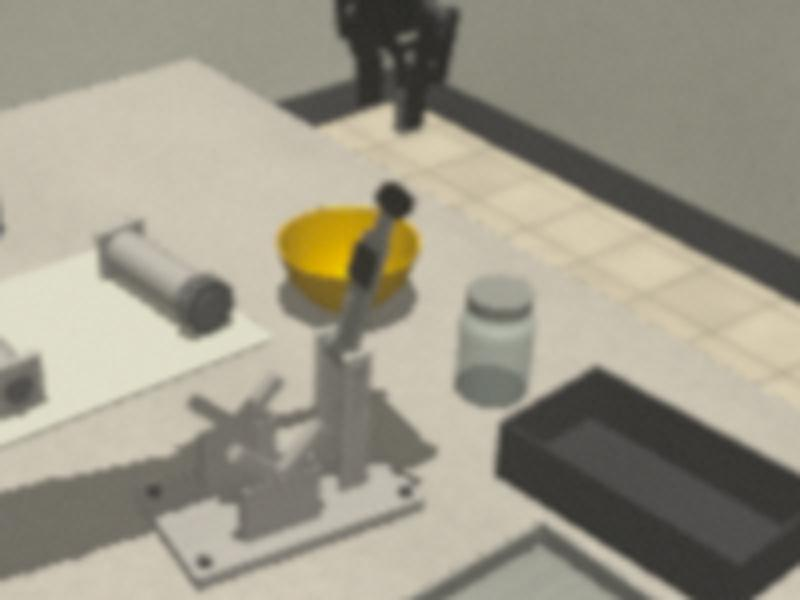

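```bash
python3 - <<'E'
from h import *
cmd((0.3865,0.24,0.27))
E
```

```text
xyz units [-5.01   1.717  4.985] roll 0.0
```

Request:
{"api": "servo_tool", "payload": {
  "commands": [
    [[-0.7, 0.2, 0.7], 2, 1],
    [[-1.4, 0.4, 1.4], 4, 1],
    [[-2.1, 0.6, 2.1], 6, 1],
    [[-2.8, 0.8, 2.8], 8, 1],
    [[-3.5, 1, 3.5], 10, 1],
    [[-4.2, 1.3, 4.2], 12, 1],
    [[-5, 1.7, 5], 14, 1],
    [[-5, 1.7, 5], 16, 1],
    [[-5, 1.7, 5], 16.6, 1],
    [[-5, 1.7, 5], 16.6, 1]
  ]
}}

```text
t: 7.62
tcp_pos: [0.3867, 0.2405, 0.2686]
tool_rot: [0.495, -0.497, 0.504, -0.504]
force: [-0.5, -0.6, -0.8]
gripper_width: 0.0854
```

```bash
python3 - <<'E'
from h import *
from station import *
save(camera("wrist"),"w7");show()
E
```

```text
t 7.67 p [0.387  0.2404 0.269 ] x [-0.017 -1.     0.001] y [-0.002 -0.001 -1.   ] z [ 1.    -0.017 -0.002] F [ 0.4 -0.7 -1.1] w 0.0852 q [ 0.4  -0.17  1.97 -0.    1.35  0.42]
```

View pics/w7.png

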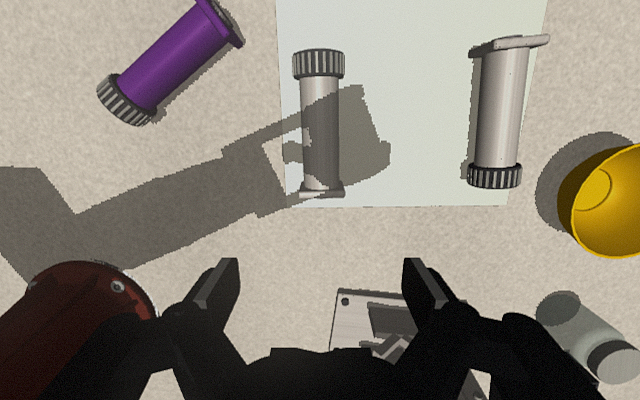

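```bash
python3 - <<'E'
from h import *
crop("w7",270,30,400,215,3.2,"f1")
crop("w7",440,20,570,205,3.2,"f2")
E
```

```text
(no output)
```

View pics/f1.png

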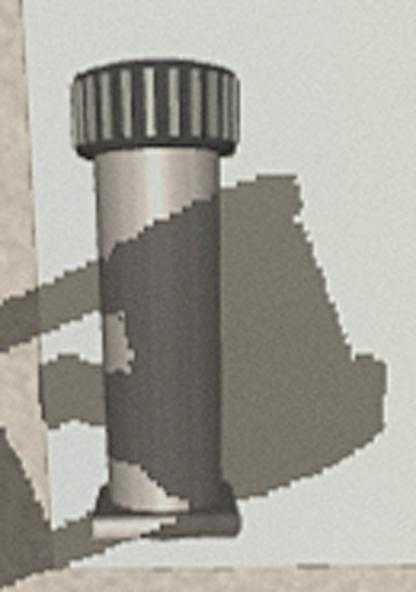

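View pics/f2.png

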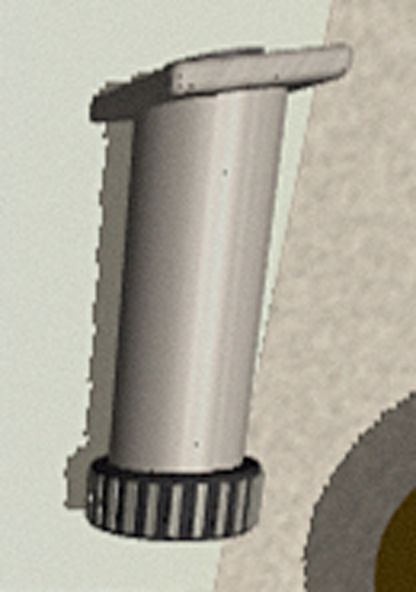

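```bash
python3 - <<'E'
from h import *
c=load("w7");k=3.2
g=lambda o,u,v,z: onz(c,o[0]+u/k,o[1]+v/k,z).round(4)
o=(270,30)
P=g(o,156.5,150,.037);Q=g(o,165,500,.037);print(P,Q,np.degrees(np.arctan2(*(P-Q)[[1,0]])))
print("ring outer top",g(o,156,62,.064),"ring inner",g(o,156,157,.064),"flange top in/out",g(o,165,512,.064),g(o,165,537,.064))
o=(440,20)
P=g(o,181,466,.037);Q=g(o,208,100,.037);print("b2",P,Q,np.degrees(np.arctan2(*(Q-P)[[1,0]])))
print("ring out/in bottom",g(o,175,538,.064),g(o,175,475,.064),"flange",g(o,260,82,.064),g(o,260,60,.064))
E
```

```text
[0.3863 0.3573 0.037 ] [0.3875 0.2261 0.037 ] 90.52403215143042
ring outer top [0.3867 0.3809 0.064 ] ring inner [0.3862 0.3524 0.064 ] flange top in/out [0.3875 0.2285 0.064 ] [0.3874 0.2186 0.064 ]
b2 [0.6112 0.25   0.037 ] [0.5972 0.3806 0.037 ] 96.118601640226
ring out/in bottom [0.597  0.2278 0.064 ] [0.5927 0.2519 0.064 ] flange [0.5974 0.381  0.064 ] [0.5961 0.3874 0.064 ]
```

```bash
python3 - <<'E'
from h import *
cmd((0.3869,0.291,0.10));cmd((0.3869,0.291,0.033))
E
```

```text
xyz units [-1.015  3.378 -0.013] roll 0.0
xyz units [-1.016  4.718 -0.01 ] roll 0.0
```

Request:
{"api": "servo_tool", "payload": {
  "commands": [
    [[-0.5, 0.8, 0], -0.3, 1],
    [[-1.02, 1.6, 0], -0.3, 1],
    [[-1.02, 2.4, 0], -0.3, 1],
    [[-1.02, 3.2, 0], -0.3, 1],
    [[-1.02, 3.38, 0], -0.3, 1],
    [[-1.02, 3.38, 0], -0.3, 1]
  ]
}}

```text
t: 8.43
tcp_pos: [0.3886, 0.2915, 0.1012]
tool_rot: [-0.502, 0.502, -0.498, 0.498]
force: [0.0, 0.8, 0.1]
gripper_width: 0.0853
```

```bash
python3 - <<'E'
from h import *
from station import *
save(camera("wrist"),"w8");show();cmd((0.3869,0.291,0.033))
E
```

```text
t 8.47 p [0.3896 0.292  0.1023] x [ 0.008 -1.    -0.001] y [ 0.001  0.001 -1.   ] z [1.    0.008 0.001] F [0.3 0.3 0. ] w 0.0853 q [ 0.5   0.11  2.04 -0.    0.99  0.49]
xyz units [ 0.022  1.387 -0.056] roll 0.0
```

View pics/w8.png

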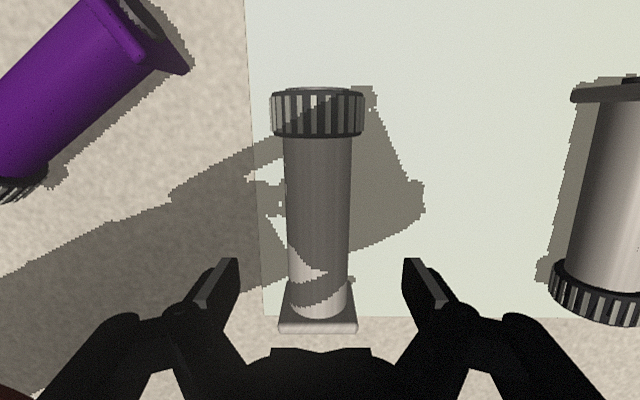

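Request:
{"api": "servo_tool", "payload": {
  "commands": [
    [[0, 0.7, -0.03], 0, 1],
    [[0, 1.36, -0.05], 0, 1],
    [[0, 1.36, -0.05], 0, 1],
    [[0, 1.36, -0.05], 0, 0.4],
    [[0, 1.36, -0.05], 0, 0.2],
    [[0, 1.36, -0.05], 0, 0],
    [[0, 1.36, -0.05], 0, 0]
  ]
}}

```text
t: 9.35
tcp_pos: [0.3875, 0.2927, 0.0356]
tool_rot: [0.503, -0.501, 0.498, -0.498]
force: [-1.2, -1.3, 6.1]
gripper_width: 0.0446
```

```bash
python3 - <<'E'
from h import *
from station import *
save(camera("wrist"),"w9");show()
E
```

```text
t 9.4 p [0.3876 0.2927 0.0357] x [ 0.009 -1.    -0.002] y [ 0.003  0.002 -1.   ] z [1.    0.009 0.003] F [-2.1  0.   7. ] w 0.0449 q [0.5  0.22 2.07 0.   0.85 0.49]
```

View pics/w9.png

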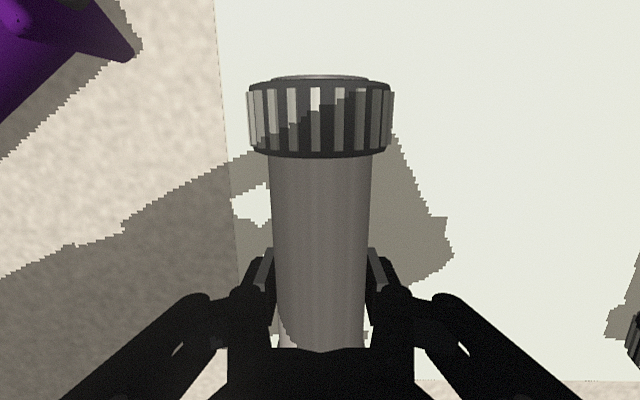

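```bash
python3 - <<'E'
from h import *
cmd((0.488,-0.0235,0.2))
E
```

```text
xyz units [ 6.336 -3.292  1.963] roll 0.0
```

Request:
{"api": "servo_tool", "payload": {
  "commands": [
    [[0, -0.3, 0], 0, 0],
    [[0, -0.8, 0], 0, 0],
    [[0, -1.6, 0], 0, 0],
    [[0, -2.4, 0], 0, 0],
    [[0, -3.2, 0], 0, 0],
    [[0, -3.2, 0], 0, 0]
  ]
}}

```text
t: 10.15
tcp_pos: [0.3886, 0.2931, 0.1974]
tool_rot: [0.505, -0.499, 0.497, -0.499]
force: [-0.3, -0.1, -4.0]
gripper_width: 0.0444
```

Request:
{"api": "servo_tool", "payload": {
  "commands": [
    [[0.8, 0, 0.25], 0.2, 0],
    [[1.6, 0, 0.5], 0.4, 0],
    [[2.4, 0, 0.75], 0.6, 0],
    [[3.2, 0, 1], 0.8, 0],
    [[4, 0, 1.25], 1, 0],
    [[4.8, 0, 1.5], 1.2, 0],
    [[5.6, 0, 1.75], 1.4, 0],
    [[6.3, 0, 1.95], 1.6, 0],
    [[6.3, 0, 1.95], 1.6, 0],
    [[6.3, 0, 1.95], 1.6, 0]
  ]
}}

```text
t: 11.4
tcp_pos: [0.4846, -0.0218, 0.1911]
tool_rot: [0.465, -0.467, 0.533, -0.53]
force: [-0.6, -0.2, -5.2]
gripper_width: 0.0442
```

```bash
python3 - <<'E'
from h import *
from station import *
save(camera("wrist"),"w10");show();cmd((0.488,-0.0235,0.111)); save(camera("side"),"s10"); crop("s10",260,110,460,260,4,"e1")
E
```

```text
t 11.45 p [ 0.4848 -0.0215  0.1915] x [-0.13  -0.991 -0.001] y [-0.004  0.001 -1.   ] z [ 0.991 -0.13  -0.004] F [-0.7 -0.6 -5.4] w 0.0446 q [-0.19 -0.02  1.99  0.    1.18 -0.06]
xyz units [0.032 1.61  0.074] roll 0.0
```

View pics/w10.png

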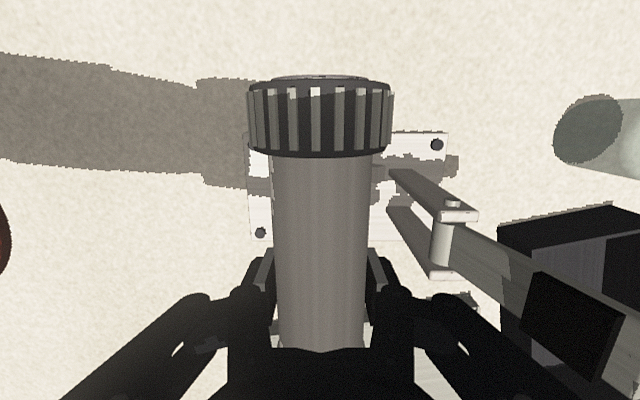

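View pics/e1.png

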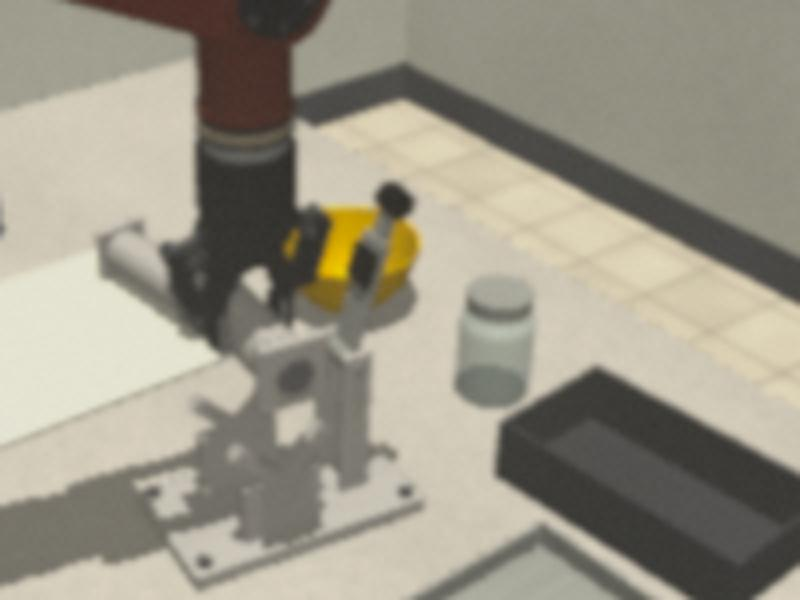

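Request:
{"api": "servo_tool", "payload": {
  "commands": [
    [[0.03, 0.4, 0.07], 0, 0],
    [[0.03, 0.9, 0.07], 0, 0],
    [[0.03, 1.3, 0.07], 0, 0],
    [[0.03, 1.5, 0.07], 0, 0],
    [[0.03, 1.5, 0.07], 0, 0]
  ]
}}

```text
t: 12.12
tcp_pos: [0.4888, -0.0236, 0.1176]
tool_rot: [0.466, -0.467, 0.532, -0.531]
force: [0.3, -0.1, -4.4]
gripper_width: 0.0445
```

```bash
python3 - <<'E'
from h import *
from station import *
save(camera("wrist"),"w11");show();cmd((0.488,-0.0235,0.111)); save(camera("side"),"s11"); crop("s11",260,110,460,260,4,"e1")
E
```

```text
t 12.18 p [ 0.4897 -0.0239  0.1185] x [-0.13  -0.992 -0.   ] y [ 0.  0. -1.] z [ 0.992 -0.13   0.   ] F [-0.5  1.4 -4.4] w 0.0444 q [-0.19  0.09  2.03  0.    1.03 -0.06]
xyz units [-0.003  0.149 -0.034] roll 0.0
```

View pics/w11.png

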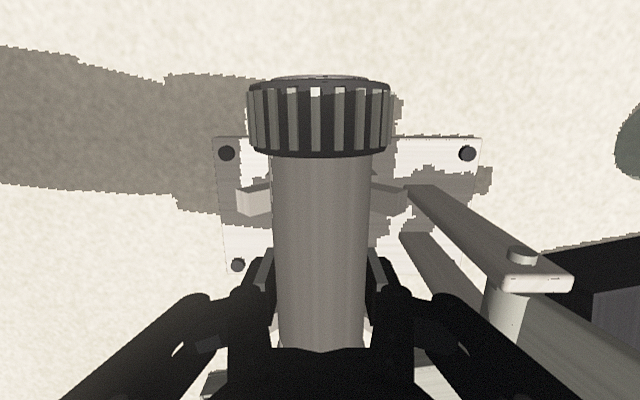

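View pics/e1.png

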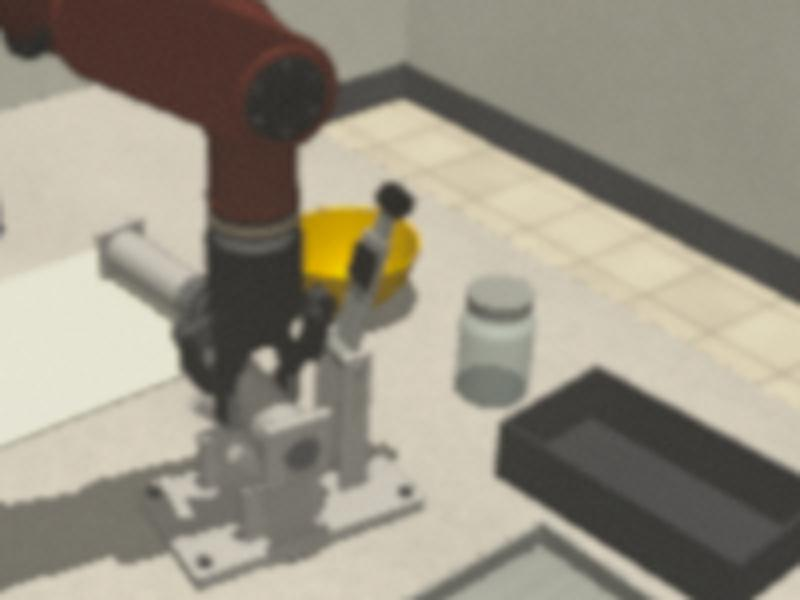

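Request:
{"api": "servo_tool", "payload": {
  "commands": [
    [[0, 0.08, -0.02], 0, 0],
    [[0, 0.13, -0.02], 0, 0],
    [[0, 0.13, -0.02], 0, 0]
  ]
}}

```text
t: 12.6
tcp_pos: [0.4886, -0.0242, 0.1118]
tool_rot: [0.466, -0.466, 0.532, -0.532]
force: [-0.4, 0.1, -5.4]
gripper_width: 0.0442
```

Request:
{"api": "servo_tool", "payload": {
  "commands": [
    [[0, 0.03, 0], 0, 0],
    [[0, 0.05, 0], 0, 0],
    [[0, 0.05, 0], 0, 0]
  ]
}}

```text
t: 12.98
tcp_pos: [0.4892, -0.0243, 0.1107]
tool_rot: [-0.466, 0.466, -0.532, 0.532]
force: [-3.0, 0.7, 5.0]
gripper_width: 0.0444
```

Request:
{"api": "servo_tool", "payload": {
  "commands": [
    [[0, 0, -0.03], 0, 0.1],
    [[0, 0, -0.03], 0, 0.6],
    [[0, 0, -0.03], 0, 0.9],
    [[0, 0, -0.03], 0, 0.9]
  ]
}}

```text
t: 13.48
tcp_pos: [0.487, -0.024, 0.109]
tool_rot: [0.466, -0.466, 0.532, -0.532]
force: [0.2, 0.4, -0.1]
gripper_width: 0.077
```

```bash
python3 - <<'E'
from h import *
from station import *
save(camera("wrist"),"w12");show()
E
```

```text
t 13.53 p [ 0.487  -0.024   0.1091] x [-0.13  -0.991  0.   ] y [-0.  0. -1.] z [ 0.991 -0.13  -0.   ] F [-0.2  0.2 -0.5] w 0.0767 q [-0.19  0.1   2.04 -0.    1.01 -0.06]
```

View pics/w12.png

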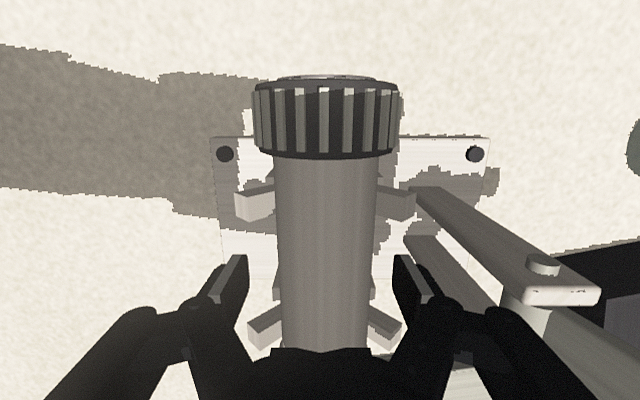

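Request:
{"api": "servo_tool", "payload": {
  "commands": [
    [[0, -1, 0], 0, 0.9],
    [[0, -2, 0], 0, 0.9],
    [[0, -3, 0], 0, 0.9],
    [[0, -4, 0], 0, 0.9],
    [[0, -5, 0], -2, 0.6],
    [[0, -5, 0], -4, 0.6],
    [[0, -5, 0], -6, 0.6],
    [[0, -5, 0], -8, 0.6],
    [[0, -5, 0], -10, 0.6],
    [[0, -5, 0], -12, 0.6]
  ]
}}

```text
t: 14.78
tcp_pos: [0.487, -0.024, 0.359]
tool_rot: [-0.67, 0.67, -0.226, 0.225]
force: [0.1, -0.0, -0.4]
gripper_width: 0.0511
```

```bash
python3 - <<'E'
from h import *
show();cmd(knob(1.85)+[0,0,.07])
s,p,M=st(); print(np.degrees(np.arctan2(M[1,2],M[0,2])))
E
```

```text
t 14.78 p [ 0.487 -0.024  0.359] x [ 0.797 -0.604 -0.   ] y [-0.001  0.    -1.   ] z [ 0.604  0.797 -0.   ] F [ 0.1 -0.  -0.4] w 0.0511 q [-0.19 -0.15  1.79 -0.    1.51 -1.12]
xyz units [2.158 0.357 1.215] roll 0.0
52.82610356243033
```

Request:
{"api": "servo_tool", "payload": {
  "commands": [
    [[0.7, 0, 0.4], -2, 0.6],
    [[1.4, 0, 0.8], -4, 0.6],
    [[2.16, 0.2, 1.21], -5.9, 0.6],
    [[2.16, 0.35, 1.21], -5.9, 0.6],
    [[2.16, 0.35, 1.21], -5.9, 0.6]
  ]
}}

```text
t: 15.4
tcp_pos: [0.6085, -0.0415, 0.3401]
tool_rot: [0.706, -0.705, 0.051, -0.048]
force: [0.4, 0.2, 0.2]
gripper_width: 0.0513
```

```bash
python3 - <<'E'
from h import *
from station import *
save(camera("wrist"),"w13");show();cmd(knob(1.85)+[0,0,.008]); crop("w13",200,120,440,300,3,"g1")
E
```

```text
t 15.45 p [ 0.6086 -0.0415  0.3413] x [ 0.99  -0.14  -0.002] y [-0.002  0.    -1.   ] z [0.14 0.99 0.  ] F [-0.4 -0.8 -0. ] w 0.0512 q [-0.18  0.13  1.54  0.    1.47 -1.61]
xyz units [0.021 1.244 0.017] roll 0.0
```

View pics/w13.png

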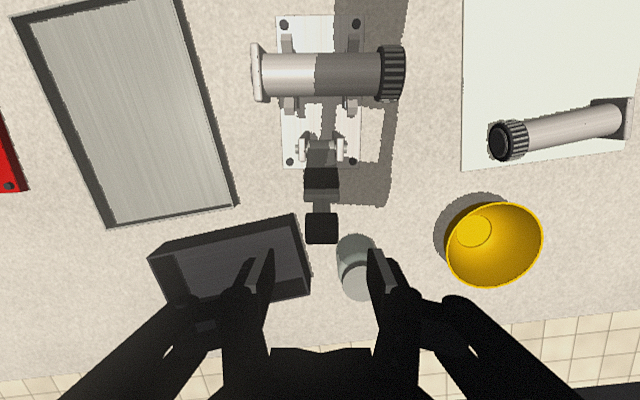

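```bash
python3 - <<'E'
from h import *
c=load("w13"); 
for t in [1.7,1.8,1.85,1.9]: print(t,proj(c,knob(t)))
c=load("w4"); print(proj(c,knob(-.12)))
E
```

```text
1.7 [322.26619388 202.54261281]
1.8 [322.32843181 218.51515665]
1.85 [322.35272483 225.69378082]
1.9 [322.3725762  232.31056491]
[322.04816678 263.15511274]
```

Request:
{"api": "servo_tool", "payload": {
  "commands": [
    [[0.06, 0.6, 0.02], 0, 0.6],
    [[0.06, 1.1, 0.02], 0, 0.6],
    [[0.06, 1.32, 0.02], 0, 0.6],
    [[0.06, 1.32, 0.02], 0, 0.3],
    [[0.06, 1.32, 0.02], 0, 0],
    [[0.06, 1.32, 0.02], 0, 0],
    [[0.06, 1.32, 0.02], 0, 0]
  ]
}}

```text
t: 16.32
tcp_pos: [0.6129, -0.0414, 0.2774]
tool_rot: [-0.705, 0.706, -0.049, 0.05]
force: [-4.9, -0.3, 4.6]
gripper_width: 0.0223
```

```bash
python3 - <<'E'
from h import *
from station import *
save(camera("wrist"),"w14");show()
s,p,M=st()
k0=knob(1.85)
for t in [1.75,1.6,1.45,1.3,1.1,.9,.7,.5,.3,.1,0]: print(t,(M.T@(knob(t)-k0)/.05).round(2))
E
```

```text
t 16.38 p [ 0.6129 -0.0414  0.2774] x [ 0.99  -0.139  0.001] y [ 0.001 -0.001 -1.   ] z [ 0.139  0.99  -0.001] F [-4.4 -0.6  4.7] w 0.0229 q [-0.18  0.17  1.61 -0.    1.36 -1.61]
1.75 [-0.26 -0.07 -0.  ]
1.6 [-0.67 -0.13 -0.  ]
1.45 [-1.07 -0.13 -0.01]
1.3 [-1.48 -0.07 -0.01]
1.1 [-1.99  0.1  -0.01]
0.9 [-2.46  0.37 -0.02]
0.7 [-2.87  0.73 -0.02]
0.5 [-3.2   1.17 -0.02]
0.3 [-3.43  1.66 -0.02]
0.1 [-3.56  2.19 -0.02]
0 [-3.59  2.46 -0.02]
```

View pics/w14.png

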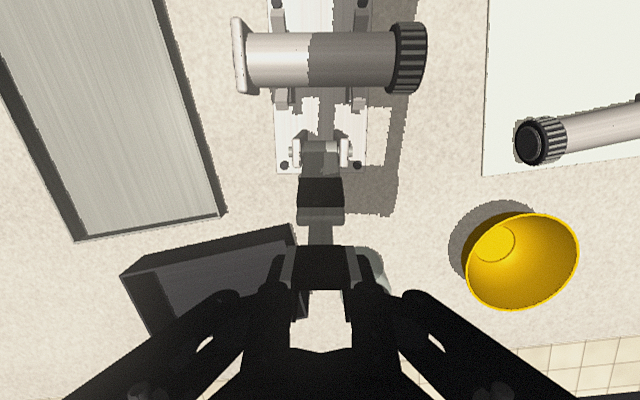

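Pinched (knob between pads). Lead it over.

Request:
{"api": "servo_tool", "payload": {
  "commands": [
    [[-0.26, -0.07, 0], 0, 0],
    [[-0.67, -0.13, 0], 0, 0],
    [[-1.07, -0.13, 0], 0, 0],
    [[-1.48, -0.07, 0], 0, 0],
    [[-1.99, 0.1, 0], 0, 0],
    [[-2.46, 0.37, 0], 0, 0],
    [[-2.87, 0.73, 0], 0, 0],
    [[-3.2, 1.17, 0], 0, 0],
    [[-3.3, 1.4, 0], 0, 0],
    [[-3.3, 1.4, 0], 0, 0]
  ]
}}

```text
t: 17.62
tcp_pos: [0.4448, -0.019, 0.2049]
tool_rot: [-0.704, 0.707, -0.053, 0.046]
force: [-13.6, -3.7, 8.2]
gripper_width: 0.0225
```

```bash
python3 - <<'E'
from h import *
from station import *
save(camera("wrist"),"w15");show(); save(camera("side"),"s15"); crop("s15",260,110,460,260,4,"e1")
E
```

```text
t 17.68 p [ 0.4449 -0.019   0.2052] x [ 0.99  -0.139 -0.01 ] y [-0.01  -0.003 -1.   ] z [ 0.139  0.99  -0.004] F [-12.8  -4.2   7.9] w 0.0225 q [-0.2  -0.13  2.06 -0.    1.22 -1.63]
```

View pics/w15.png

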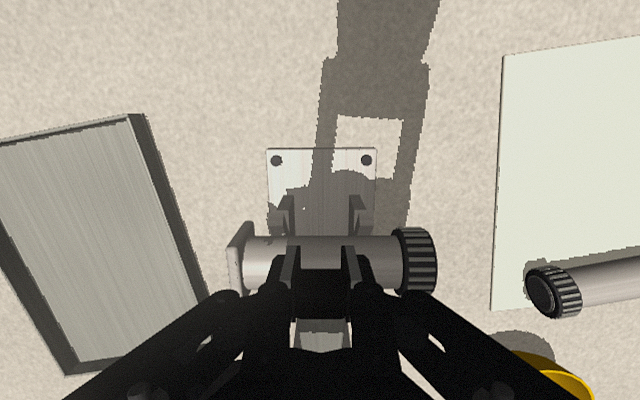

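View pics/e1.png

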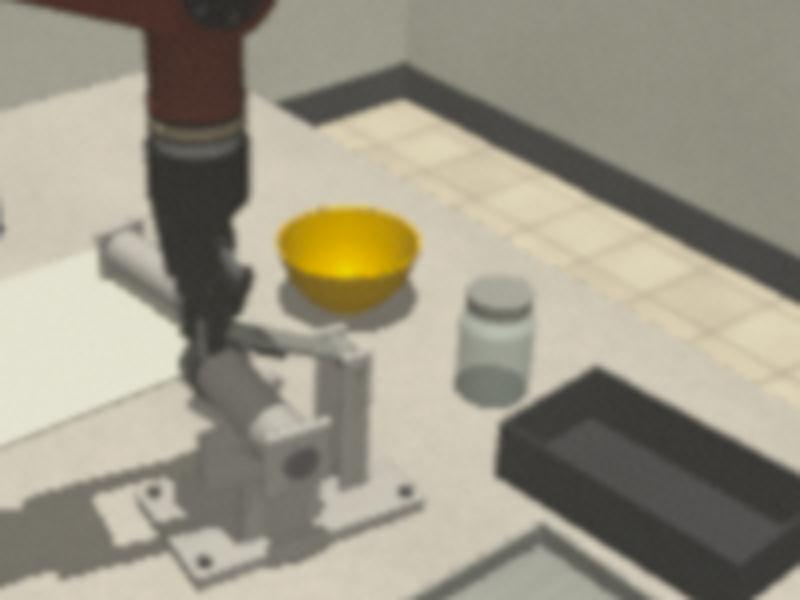

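Request:
{"api": "servo_tool", "payload": {
  "commands": [
    [[-0.13, 0.26, 0], 0, 0],
    [[-0.23, 0.6, 0], 0, 0],
    [[-0.28, 0.9, 0], 0, 0],
    [[-0.28, 0.95, 0], 0, 0],
    [[-0.28, 0.95, 0], 0, 0.3],
    [[-0.28, 0.95, 0], 0, 0.6],
    [[-0.28, 0.95, 0], 0, 0.6],
    [[-0.28, 0, 0], 0, 0.6],
    [[-0.28, -0.8, 0], 0, 0.6],
    [[-0.28, -1.6, 0], 0, 0.6]
  ]
}}

```text
t: 18.98
tcp_pos: [0.4358, -0.0159, 0.2876]
tool_rot: [0.706, -0.705, 0.049, -0.05]
force: [0.3, -0.0, 0.7]
gripper_width: 0.0513
```

```bash
python3 - <<'E'
from h import *
from station import *
save(camera("wrist"),"w16");show(); save(camera("side"),"s16"); crop("s16",260,110,460,260,4,"e1")
E
```

```text
t 19.02 p [ 0.439  -0.0165  0.294 ] x [ 0.99  -0.139  0.012] y [ 0.012 -0.002 -1.   ] z [0.139 0.99  0.   ] F [1.7 0.8 2.9] w 0.0513 q [-0.2  -0.24  1.98  0.    1.39 -1.63]
```

View pics/w16.png

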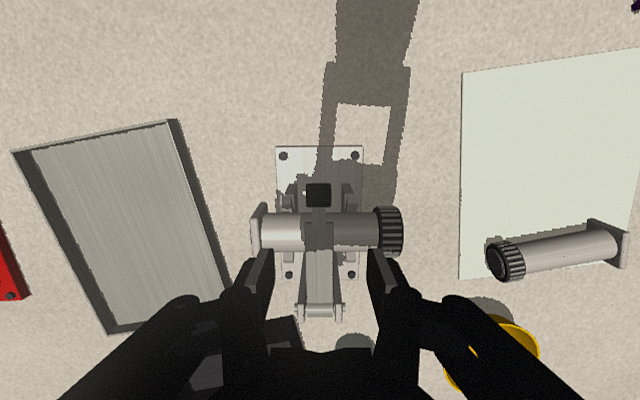

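View pics/e1.png

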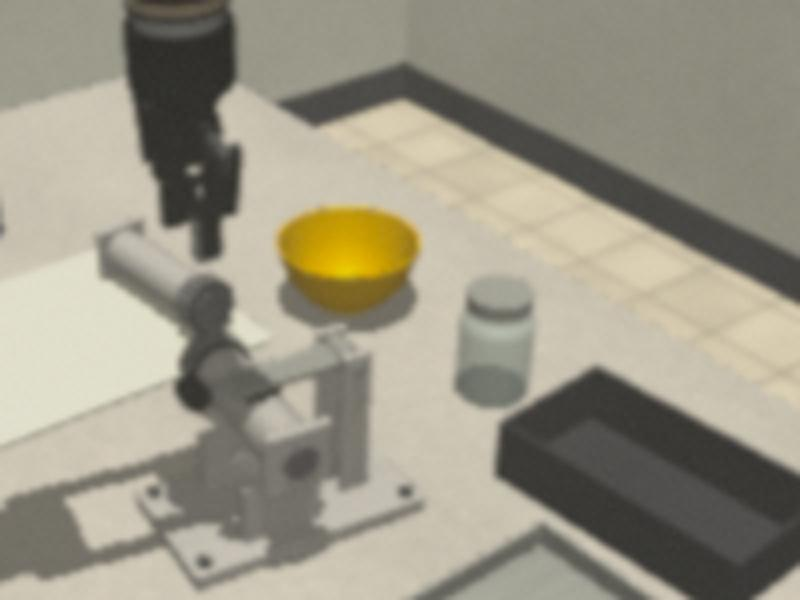

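```bash
python3 - <<'E'
from h import *
crop("w16",240,180,420,270,4.4,"g2")
c=load("w16")
for u,v in [(376,231),(404,231),(250,231),(260,231)]:
    P=onz(c,u,v,.130)-O; print((P@XH).round(4),(P@YH).round(4))
for x in (64,90,-64,-74): print(x,proj(c,cr(x/1000,0,.110)),proj(c,cr(x/1000,0,.139)))
E
```

```text
0.0618 0.0073
0.0924 0.0072
-0.076 0.0081
-0.0651 0.0081
64 [374.33246956 229.84610114] [379.25442738 240.67622892]
90 [396.5801254  229.72522152] [403.52563447 240.54583729]
-64 [264.88669987 230.4407599 ] [259.8619838  241.31763809]
-74 [256.34192589 230.48718677] [250.54120443 241.36771189]
```

View pics/g2.png

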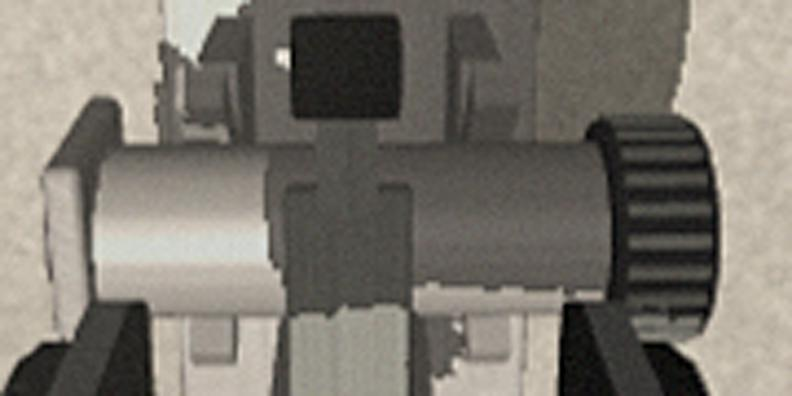

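```bash
python3 - <<'E'
from h import *
show(); cmd(cr(.068,-.009,.20)); cmd(cr(.068,-.009,.162))
E
```

```text
t 19.07 p [ 0.4391 -0.0165  0.2921] x [ 0.99  -0.139  0.012] y [ 0.012 -0.002 -1.   ] z [0.139 0.99  0.   ] F [ 0.2 -0.8 -0.5] w 0.0513 q [-0.2  -0.24  1.98  0.    1.39 -1.63]
xyz units [1.129 1.856 1.338] roll 0.0
xyz units [1.12  2.615 1.338] roll 0.0
```

Request:
{"api": "servo_tool", "payload": {
  "commands": [
    [[0.5, 0, 0.6], 0, 0],
    [[1.13, 0.4, 1.34], 0, 0],
    [[1.13, 1.2, 1.34], 0, 0],
    [[1.13, 1.85, 1.34], 0, 0],
    [[1.13, 1.85, 1.34], 0, 0],
    [[1.13, 1.85, 1.34], 0, 0]
  ]
}}

```text
t: 19.82
tcp_pos: [0.5014, 0.0423, 0.1942]
tool_rot: [0.705, -0.705, 0.049, -0.05]
force: [-0.4, -0.1, -0.6]
gripper_width: 0.0
```

```bash
python3 - <<'E'
from h import *
from station import *
save(camera("wrist"),"w17");show(); cmd(cr(.068,-.009,.158))
E
```

```text
t 19.88 p [0.502  0.0422 0.195 ] x [ 0.99  -0.139  0.003] y [ 0.003 -0.    -1.   ] z [0.139 0.99  0.   ] F [ 1.3  0.9 -0.2] w -0.0001 q [-0.06  0.01  1.95  0.    1.18 -1.49]
xyz units [0.067 0.74  0.   ] roll 0.0
```

View pics/w17.png

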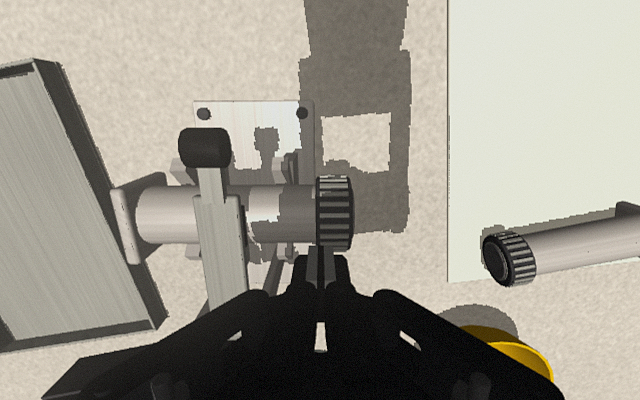

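Request:
{"api": "servo_tool", "payload": {
  "commands": [
    [[0.06, 0.4, 0], 0, 0],
    [[0.06, 0.65, 0], 0, 0],
    [[0.06, 0.68, 0], 0, 0],
    [[0.06, 0.68, 0], 0, 0]
  ]
}}

```text
t: 20.38
tcp_pos: [0.5041, 0.0418, 0.1599]
tool_rot: [0.705, -0.705, 0.049, -0.05]
force: [-0.4, -0.1, 0.3]
gripper_width: 0.0003
```

Request:
{"api": "servo_tool", "payload": {
  "commands": [
    [[0, 0.04, 0], 0, 0],
    [[0, 0.07, 0], 0, 0],
    [[0, 0.07, 0], 0, 0]
  ]
}}

```text
t: 20.75
tcp_pos: [0.5039, 0.0418, 0.1559]
tool_rot: [0.705, -0.705, 0.049, -0.049]
force: [-0.4, 0.4, -0.2]
gripper_width: -0.0
```

```bash
python3 - <<'E'
from h import *
from station import *
save(camera("wrist"),"w18");show(); P=st()[1]-O; print(P@XH,P@YH); crop("w18",220,160,400,300,4.4,"g3")
E
```

```text
t 20.8 p [0.5038 0.0418 0.1559] x [ 0.99  -0.139  0.   ] y [ 0. -0. -1.] z [0.139 0.99  0.   ] F [-0.1 -0.9  0.4] w -0.0001 q [-0.06  0.06  1.97 -0.    1.11 -1.49]
0.0678743566815045 -0.007433028991346121
```

View pics/g3.png

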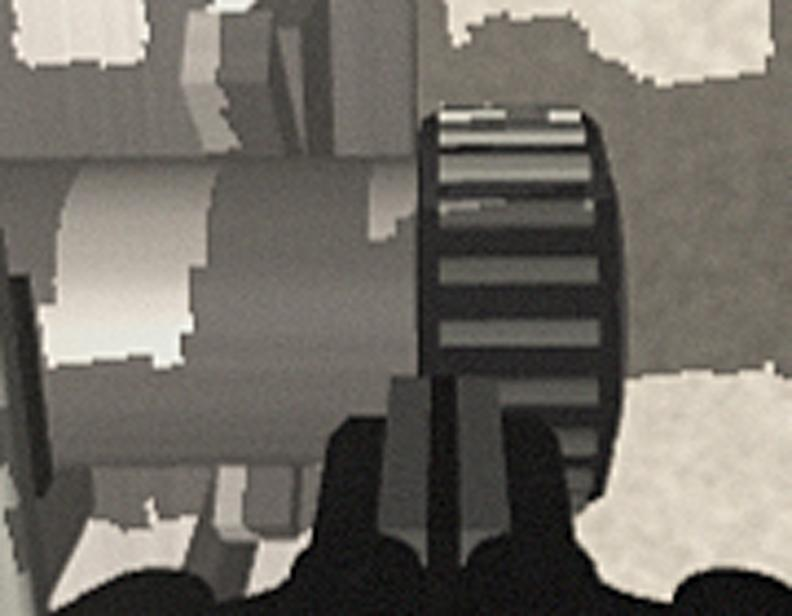

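Request:
{"api": "servo_tool", "payload": {
  "commands": [
    [[0, 0.02, 0], 0, 0],
    [[0, 0.03, 0], 0, 0],
    [[0, 0.03, 0], 0, 0]
  ]
}}

```text
t: 21.18
tcp_pos: [0.504, 0.0419, 0.1556]
tool_rot: [0.705, -0.705, 0.049, -0.049]
force: [-2.5, 0.4, 6.4]
gripper_width: 0.0003
```

Request:
{"api": "servo_tool", "payload": {
  "commands": [
    [[0, 0.01, 0], 0, 0],
    [[-0.06, 0.01, 0], 0, 0],
    [[-0.12, 0.01, 0], 0, 0],
    [[-0.18, 0.01, 0], 0, 0]
  ]
}}

```text
t: 21.68
tcp_pos: [0.4975, 0.0428, 0.1557]
tool_rot: [-0.705, 0.705, -0.047, 0.052]
force: [5.1, -0.5, 5.0]
gripper_width: 0.0001
```

```bash
python3 - <<'E'
from h import *
from station import *
save(camera("wrist"),"w19");show(); P=st()[1]-O; print(P@XH,P@YH); crop("w19",220,160,400,300,4.4,"g3")
E
```

```text
t 21.73 p [0.497  0.0429 0.1556] x [ 0.99  -0.139  0.006] y [ 0.006 -0.    -1.   ] z [0.139 0.99  0.   ] F [ 3.5 -0.3  6.2] w -0.0003 q [-0.05  0.05  1.99 -0.    1.1  -1.49]
0.06805362970199652 -0.0005425717868729421
```

View pics/g3.png

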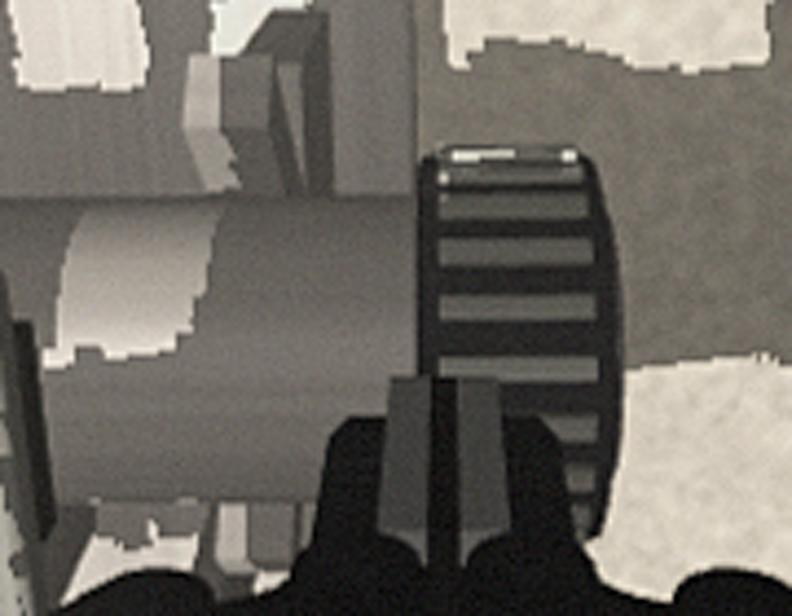

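```bash
cat >> h.py <<'E'
def ringang(c,u,v,r=.029):
    o,d=ray(c,u,v); o=o-O; 
    oy,oz=o@YH,o[2]-.110; dy,dz=d@YH,d[2]
    a=dy*dy+dz*dz;b=2*(oy*dy+oz*dz);cc=oy*oy+oz*oz-r*r
    D=b*b-4*a*cc
    if D<0: return None
    t=(-b-np.sqrt(D))/2/a
    return np.degrees(np.arctan2(oy+t*dy,oz+t*dz)), (o+t*d)@XH   # angle from top towards +y(cradle)
E
python3 - <<'E'
from h import *
for n,vs in [("w18",[168,213,270,332,390]),("w19",[207,250,308,368,428])]:
    c=load(n); print(n,[np.round(ringang(c,220+520/4.4,160+v/4.4),3) for v in vs])
E
```

```text
w18 [array([57.711,  0.078]), array([43.866,  0.078]), array([28.817,  0.077]), array([13.245,  0.077]), array([-2.267,  0.077])]
w19 [array([60.158,  0.078]), array([46.671,  0.078]), array([31.145,  0.078]), array([15.961,  0.078]), array([-0.131,  0.078])]
```

Request:
{"api": "servo_tool", "payload": {
  "commands": [
    [[-0.04, 0, 0], 0, 0],
    [[-0.06, 0, 0], 0, 0]
  ]
}}

```text
t: 21.98
tcp_pos: [0.4945, 0.0432, 0.1556]
tool_rot: [-0.705, 0.705, -0.047, 0.052]
force: [4.1, -0.7, 5.4]
gripper_width: 0.0
```

```bash
python3 - <<'E'
from h import *
from station import *
save(camera("wrist"),"w20");show(); P=st()[1]-O; print(P@XH,P@YH); crop("w20",220,160,400,300,4.4,"g3")
E
```

```text
t 22.02 p [0.4943 0.0432 0.1556] x [ 0.99  -0.139  0.006] y [ 0.006 -0.001 -1.   ] z [0.139 0.99  0.   ] F [ 3.4 -1.   5.6] w -0.0002 q [-0.05  0.04  2.   -0.    1.1  -1.49]
0.0680311014050997 0.002203650426985275
```

View pics/g3.png

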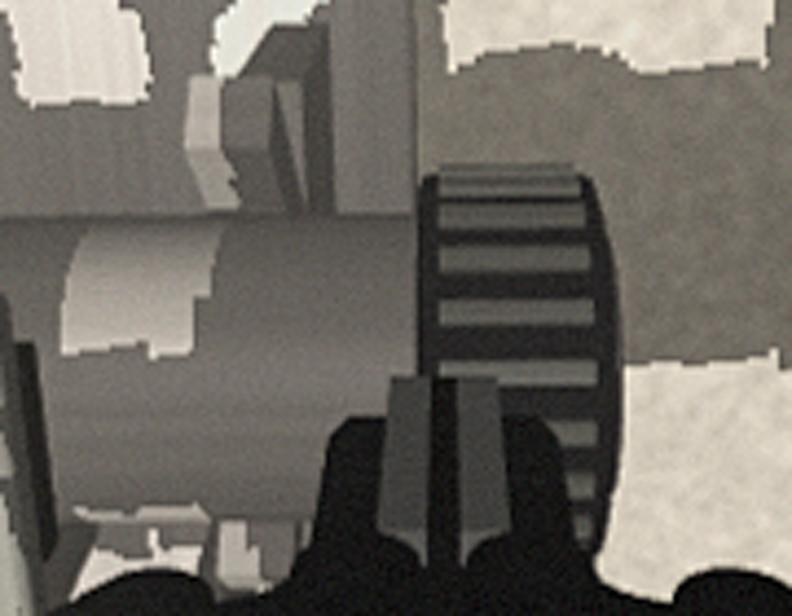

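Request:
{"api": "servo_tool", "payload": {
  "commands": [
    [[-0.05, 0, 0], 0, 0],
    [[-0.1, 0, 0], 0, 0],
    [[-0.14, 0, 0], 0, 0]
  ]
}}

```text
t: 22.4
tcp_pos: [0.4869, 0.0443, 0.1553]
tool_rot: [0.705, -0.705, 0.048, -0.051]
force: [2.7, -0.6, 4.6]
gripper_width: -0.0001
```

```bash
python3 - <<'E'
from h import *
from station import *
save(camera("wrist"),"w21");show(); P=st()[1]-O; print(P@XH,P@YH); crop("w21",220,160,400,300,4.4,"g3")
c=load("w20"); print([np.round(ringang(c,220+520/4.4,160+v/4.4),3) for v in [217,260,312,373]])
E
```

```text
t 22.45 p [0.4865 0.0444 0.1552] x [ 0.99  -0.139  0.004] y [ 0.004 -0.    -1.   ] z [0.139 0.99  0.   ] F [ 2.5 -0.8  6.9] w 0.0002 q [-0.05  0.03  2.01 -0.    1.1  -1.48]
0.06812924141815126 0.010103562692694114
[array([64.218,  0.078]), array([50.012,  0.078]), array([35.667,  0.078]), array([20.107,  0.078])]
```

View pics/g3.png

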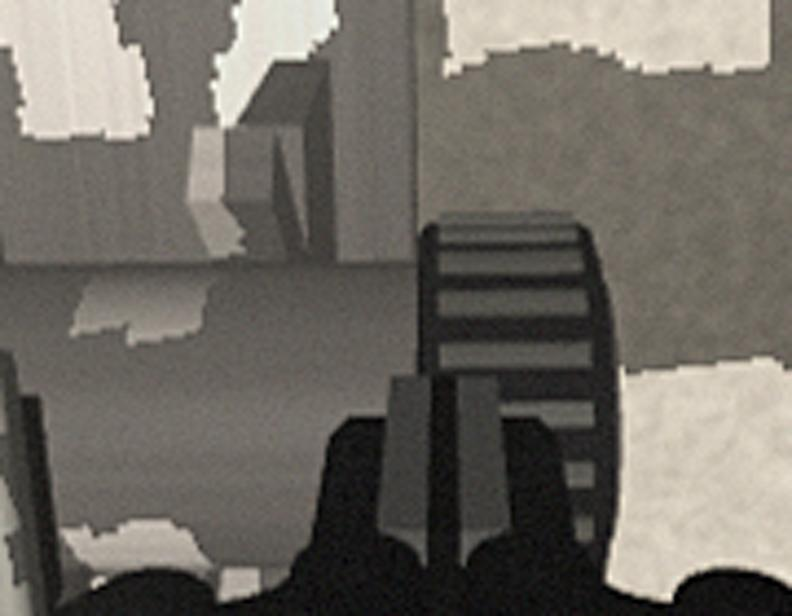

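```bash
python3 - <<'E'
from h import *
c=load("w21"); print([np.round(ringang(c,220+520/4.4,160+v/4.4),3) for v in [263,304,354,414]])
E
```

```text
[array([66.947,  0.078]), array([53.019,  0.078]), array([38.916,  0.078]), array([23.426,  0.078])]
```

Request:
{"api": "servo_tool", "payload": {
  "commands": [
    [[0, -0.15, 0], 0, 0],
    [[0.2, -0.15, 0], 0, 0],
    [[0.38, -0.15, 0], 0, 0],
    [[0.38, -0.05, 0], 0, 0],
    [[0.38, 0, 0], 0, 0],
    [[0.38, 0, 0], 0, 0]
  ]
}}

```text
t: 23.2
tcp_pos: [0.5048, 0.0418, 0.1555]
tool_rot: [-0.705, 0.705, -0.049, 0.05]
force: [-1.4, 0.9, 9.4]
gripper_width: -0.0001
```

```bash
cat > snap.py <<'E'
import sys
from h import *
from station import *
n=sys.argv[1]; c=camera("wrist"); save(c,n);show(); P=st()[1]-O; print('cr',(P@XH).round(4),(P@YH).round(4))
u=int(float(sys.argv[2])) if len(sys.argv)>2 else 338
im=cv2.cvtColor(c['frame'],cv2.COLOR_BGR2GRAY).astype(float)
prof=im[:,u-6:u+7].mean(1)
# sample by ring angle
vs=np.arange(150,300,.25); pr=np.interp(vs,np.arange(400),prof)
A=[];I=[]
for v,g in zip(vs,pr):
    r=ringang(c,u,v)
    if r is not None: A.append(r[0]);I.append(g)
A=np.array(A);I=np.array(I)
lo,hi=(float(sys.argv[3]),float(sys.argv[4])) if len(sys.argv)>4 else (15,60)
m=(A>lo)&(A<hi); a=A[m]; g=I[m]-np.polyval(np.polyfit(a,I[m],2),a)
P15=360/24
z=(g*np.exp(-1j*2*np.pi*a/P15)).mean(); print('phase deg mod 15:',round((-np.angle(z)/(2*np.pi)*P15)%P15,2),'amp',round(abs(z),1))
E
python3 - <<'E'
E
python3 snap.py w22
python3 - <<'E'
from h import *
crop("w22",220,160,400,300,4.4,"g3")
E
```

```text
t 23.25 p [0.5048 0.0418 0.1555] x [ 0.99  -0.139  0.002] y [ 0.002 -0.    -1.   ] z [0.139 0.99  0.   ] F [-1.6  0.   8.4] w -0.0001 q [-0.06  0.07  1.97 -0.    1.1  -1.49]
cr 0.068 -0.0083
phase deg mod 15: 8.45 amp 18.9
```

View pics/g3.png

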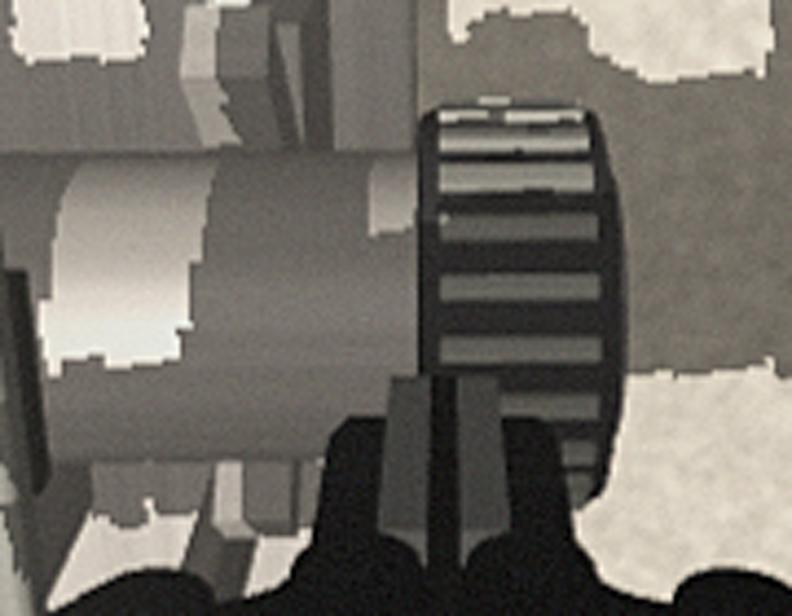

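Request:
{"api": "servo_tool", "payload": {
  "commands": [
    [[-0.04, 0, 0], 0, 0],
    [[-0.08, 0, 0], 0, 0],
    [[-0.08, 0, 0], 0, 0]
  ]
}}

```text
t: 23.62
tcp_pos: [0.5025, 0.0421, 0.1557]
tool_rot: [-0.705, 0.705, -0.047, 0.052]
force: [3.7, -0.7, 5.3]
gripper_width: -0.0005
```

```bash
python3 snap.py w23
```

```text
t 23.68 p [0.5025 0.0421 0.1557] x [ 0.99  -0.139  0.007] y [ 0.007 -0.001 -1.   ] z [0.139 0.99  0.   ] F [ 3.7 -1.4  6.3] w 0.0002 q [-0.06  0.06  1.98 -0.    1.1  -1.49]
cr 0.068 -0.006
phase deg mod 15: 10.29 amp 16.2
```

Request:
{"api": "servo_tool", "payload": {
  "commands": [
    [[-0.04, 0, 0], 0, 0],
    [[-0.08, 0, 0], 0, 0],
    [[-0.08, 0, 0], 0, 0]
  ]
}}

```text
t: 24.05
tcp_pos: [0.4985, 0.0426, 0.1556]
tool_rot: [-0.705, 0.705, -0.047, 0.052]
force: [2.9, -0.6, 5.5]
gripper_width: -0.0003
```

```bash
python3 snap.py w24
```

```text
t 24.1 p [0.4985 0.0426 0.1556] x [ 0.99  -0.139  0.006] y [ 0.006 -0.001 -1.   ] z [0.139 0.99  0.   ] F [ 3.4 -0.2  6.3] w -0.0002 q [-0.05  0.05  1.99 -0.    1.1  -1.49]
cr 0.068 -0.002
phase deg mod 15: 12.59 amp 13.5
```

Request:
{"api": "servo_tool", "payload": {
  "commands": [
    [[-0.04, 0, 0], 0, 0],
    [[-0.08, 0, 0], 0, 0],
    [[-0.08, 0, 0], 0, 0]
  ]
}}

```text
t: 24.48
tcp_pos: [0.4945, 0.0432, 0.1556]
tool_rot: [-0.705, 0.705, -0.047, 0.052]
force: [3.5, -0.5, 5.5]
gripper_width: 0.0001
```

```bash
python3 snap.py w25
```

```text
t 24.52 p [0.4945 0.0432 0.1556] x [ 0.99  -0.139  0.007] y [ 0.007 -0.    -1.   ] z [0.139 0.99  0.   ] F [ 3.6 -0.5  6.4] w 0.0003 q [-0.05  0.04  2.   -0.    1.1  -1.49]
cr 0.0681 0.002
phase deg mod 15: 14.16 amp 13.9
```

```bash
cat > ph.py <<'E'
from h import *
import sys
def phase(n,u=338,lo=15,hi=60,zc=0,yc=0):
    c=load(n)
    im=cv2.cvtColor(c['frame'],cv2.COLOR_BGR2GRAY).astype(float)
    vs=np.arange(130,320,.25); pr=np.interp(vs,np.arange(400),im[:,u-6:u+7].mean(1))
    A=[];I=[]
    cc=dict(c); cc['xyz']=np.array(c['xyz'])-YH*yc-np.array([0,0,zc])
    for v,g in zip(vs,pr):
        r=ringang(cc,u,v)
        if r is not None: A.append(r[0]);I.append(g)
    A=np.array(A);I=np.array(I);m=(A>lo)&(A<hi);a=A[m];g=I[m]-np.polyval(np.polyfit(a,I[m],2),a)
    z=(g*np.exp(-1j*2*np.pi*a/15)).mean(); return (-np.angle(z)/(2*np.pi)*15)%15
if __name__=="__main__":
    for n in sys.argv[1:]: print(n,round(phase(n),2))
E
python3 ph.py w18 w19 w20 w21 w22 w23 w24 w25
python3 - <<'E'
from ph import *
for zc,yc in [(.003,0),(-.003,0),(0,.003),(0,-.003)]: print(zc,yc,[round(phase(n,zc=zc,yc=yc),2) for n in "w18 w19 w20 w21 w22 w25".split()])
E
```

```text
w18 13.62
w19 1.44
w20 5.94
w21 9.37
w22 8.45
w23 10.29
w24 12.59
w25 14.16
0.003 0 [np.float64(0.82), np.float64(3.95), np.float64(8.42), np.float64(12.22), np.float64(10.66), np.float64(1.57)]
-0.003 0 [np.float64(11.32), np.float64(14.13), np.float64(3.17), np.float64(6.67), np.float64(6.34), np.float64(11.65)]
0 0.003 [np.float64(7.08), np.float64(10.49), np.float64(14.97), np.float64(3.37), np.float64(1.81), np.float64(8.3)]
0 -0.003 [np.float64(4.75), np.float64(7.19), np.float64(11.37), np.float64(14.94), np.float64(14.34), np.float64(4.67)]
```

Request:
{"api": "servo_tool", "payload": {
  "commands": [
    [[0, -0.12, 0], 0, 0],
    [[0.12, -0.12, -0.08], 0, 0],
    [[0.22, -0.12, -0.08], 0, 0],
    [[0.22, 0, -0.08], 0, 0],
    [[0.22, 0.02, -0.08], 0, 0],
    [[0.22, 0.02, -0.08], 0, 0]
  ]
}}

```text
t: 25.28
tcp_pos: [0.5036, 0.0382, 0.155]
tool_rot: [0.706, -0.705, 0.049, -0.05]
force: [-3.5, 1.0, 11.4]
gripper_width: 0.0001
```

```bash
python3 snap.py w26
```

```text
t 25.32 p [0.5035 0.0382 0.155 ] x [ 0.99  -0.139  0.002] y [ 0.002  0.    -1.   ] z [0.139 0.99  0.001] F [-2.4  0.6 10.5] w 0.0001 q [-0.06  0.06  1.97  0.    1.1  -1.5 ]
cr 0.0643 -0.0076
phase deg mod 15: 13.36 amp 15.1
```

Request:
{"api": "servo_tool", "payload": {
  "commands": [
    [[-0.04, 0.01, 0], 0, 0],
    [[-0.08, 0.02, 0], 0, 0],
    [[-0.08, 0.02, 0], 0, 0]
  ]
}}

```text
t: 25.7
tcp_pos: [0.5026, 0.0383, 0.1552]
tool_rot: [0.705, -0.705, 0.046, -0.053]
force: [2.9, 0.3, 9.2]
gripper_width: -0.0003
```

```bash
python3 snap.py w27
```

```text
t 25.75 p [0.5026 0.0383 0.1552] x [ 0.99  -0.139  0.01 ] y [ 0.01 -0.   -1.  ] z [0.139 0.99  0.001] F [ 2.2 -0.3  9.9] w -0.0006 q [-0.06  0.06  1.98  0.    1.09 -1.49]
cr 0.0642 -0.0067
phase deg mod 15: 14.39 amp 16.4
```

Request:
{"api": "servo_tool", "payload": {
  "commands": [
    [[-0.04, 0.01, 0], 0, 0],
    [[-0.08, 0.01, 0], 0, 0],
    [[-0.08, 0.01, 0], 0, 0]
  ]
}}

```text
t: 26.12
tcp_pos: [0.4995, 0.0387, 0.1553]
tool_rot: [0.705, -0.705, 0.045, -0.054]
force: [4.3, -0.5, 10.0]
gripper_width: -0.0001
```

```bash
python3 snap.py w28
```

```text
t 26.18 p [0.4995 0.0387 0.1553] x [ 0.99  -0.139  0.012] y [ 0.012 -0.001 -1.   ] z [0.139 0.99  0.001] F [ 3.3 -0.3 10.2] w -0.0003 q [-0.06  0.05  1.99 -0.    1.09 -1.49]
cr 0.0642 -0.0036
phase deg mod 15: 6.02 amp 15.4
```

Request:
{"api": "servo_tool", "payload": {
  "commands": [
    [[-0.04, 0, 0], 0, 0],
    [[-0.08, 0, 0], 0, 0],
    [[-0.1, 0, 0], 0, 0],
    [[-0.1, 0, 0], 0, 0]
  ]
}}

```text
t: 26.68
tcp_pos: [0.4946, 0.0393, 0.1552]
tool_rot: [-0.705, 0.705, -0.045, 0.054]
force: [3.4, -1.1, 10.3]
gripper_width: 0.0
```

```bash
python3 snap.py w29
```

```text
t 26.73 p [0.4946 0.0393 0.1552] x [ 0.99  -0.139  0.013] y [ 0.012 -0.001 -1.   ] z [0.139 0.99  0.001] F [ 3.7 -1.   9.3] w 0.0001 q [-0.06  0.04  2.   -0.    1.09 -1.49]
cr 0.0642 0.0014
phase deg mod 15: 0.59 amp 14.8
```

Request:
{"api": "servo_tool", "payload": {
  "commands": [
    [[-0.04, 0, 0], 0, 0],
    [[-0.08, 0, 0], 0, 0],
    [[-0.1, 0, 0], 0, 0],
    [[-0.1, 0, 0], 0, 0]
  ]
}}

```text
t: 27.22
tcp_pos: [0.4895, 0.0399, 0.1551]
tool_rot: [-0.705, 0.705, -0.045, 0.054]
force: [4.0, -0.5, 8.6]
gripper_width: 0.0
```

```bash
python3 snap.py w30
```

```text
t 27.27 p [0.4895 0.0399 0.1551] x [ 0.99  -0.139  0.012] y [ 0.012 -0.001 -1.   ] z [0.139 0.99  0.001] F [ 3.4 -1.4  9.5] w -0.0001 q [-0.06  0.03  2.01 -0.    1.09 -1.49]
cr 0.0641 0.0066
phase deg mod 15: 10.72 amp 14.0
```

Request:
{"api": "servo_tool", "payload": {
  "commands": [
    [[-0.04, 0, 0], 0, 0],
    [[-0.08, 0, 0], 0, 0],
    [[-0.08, 0, 0], 0, 0]
  ]
}}

```text
t: 27.65
tcp_pos: [0.4845, 0.0406, 0.1544]
tool_rot: [-0.705, 0.705, -0.046, 0.053]
force: [3.0, -0.6, 9.2]
gripper_width: 0.0001
```

```bash
python3 snap.py w31
```

```text
t 27.7 p [0.4845 0.0406 0.1545] x [ 0.99  -0.139  0.01 ] y [ 0.01  -0.001 -1.   ] z [0.139 0.99  0.   ] F [3.3 0.2 9.1] w -0.0 q [-0.06  0.02  2.02 -0.    1.09 -1.49]
cr 0.0641 0.0115
phase deg mod 15: 5.42 amp 9.3
```

Request:
{"api": "servo_tool", "payload": {
  "commands": [
    [[0, -0.12, 0], 0, 0],
    [[0.2, -0.12, 0], 0, 0],
    [[0.38, -0.12, 0], 0, 0],
    [[0.38, -0.02, 0], 0, 0],
    [[0.38, 0, 0], 0, 0],
    [[0.38, 0, 0], 0, 0]
  ]
}}

```text
t: 28.45
tcp_pos: [0.5016, 0.0387, 0.1546]
tool_rot: [0.706, -0.705, 0.048, -0.051]
force: [-3.4, 1.5, 15.6]
gripper_width: -0.0002
```

```bash
python3 snap.py w32
```

```text
t 28.5 p [0.5016 0.0387 0.1547] x [ 0.99  -0.139  0.004] y [ 0.004  0.001 -1.   ] z [0.139 0.99  0.001] F [-2.6  1.3 15.4] w 0.0001 q [-0.06  0.06  1.98  0.    1.1  -1.49]
cr 0.0646 -0.0056
phase deg mod 15: 5.19 amp 14.7
```

Request:
{"api": "servo_tool", "payload": {
  "commands": [
    [[-0.04, 0, 0], 0, 0],
    [[-0.08, 0, 0], 0, 0],
    [[-0.12, 0, 0], 0, 0],
    [[-0.12, 0, 0], 0, 0]
  ]
}}

```text
t: 29.0
tcp_pos: [0.4985, 0.0389, 0.1551]
tool_rot: [0.705, -0.705, 0.045, -0.054]
force: [3.7, -0.2, 9.2]
gripper_width: -0.0002
```

```bash
python3 snap.py w33
```

```text
t 29.05 p [0.4986 0.0389 0.1551] x [ 0.99  -0.14   0.012] y [ 0.012 -0.    -1.   ] z [0.14  0.99  0.001] F [ 4.5 -0.7 11.1] w -0.0002 q [-0.06  0.05  1.99  0.    1.09 -1.49]
cr 0.0643 -0.0026
phase deg mod 15: 10.24 amp 14.5
```

Request:
{"api": "servo_tool", "payload": {
  "commands": [
    [[-0.04, 0, 0], 0, 0],
    [[-0.08, 0, 0], 0, 0],
    [[-0.1, 0, 0], 0, 0],
    [[-0.1, 0, 0], 0, 0]
  ]
}}

```text
t: 29.55
tcp_pos: [0.4937, 0.0395, 0.1551]
tool_rot: [0.705, -0.705, 0.045, -0.054]
force: [3.6, 0.2, 9.8]
gripper_width: 0.0001
```

```bash
python3 snap.py w34
```

```text
t 29.6 p [0.4937 0.0395 0.1551] x [ 0.99  -0.14   0.012] y [ 0.012 -0.001 -1.   ] z [0.14  0.99  0.001] F [ 3.9 -0.3  9.8] w -0.0001 q [-0.06  0.04  2.   -0.    1.09 -1.49]
cr 0.0643 0.0023
phase deg mod 15: 4.89 amp 14.6
```

Request:
{"api": "servo_tool", "payload": {
  "commands": [
    [[-0.04, 0, 0], 0, 0],
    [[-0.08, 0, 0], 0, 0],
    [[-0.08, 0, 0], 0, 0]
  ]
}}

```text
t: 29.98
tcp_pos: [0.4902, 0.0399, 0.1551]
tool_rot: [0.705, -0.705, 0.045, -0.054]
force: [4.7, -0.5, 8.4]
gripper_width: -0.0002
```

```bash
python3 snap.py w35
```

```text
t 30.02 p [0.4902 0.0399 0.1551] x [ 0.99  -0.14   0.014] y [ 0.014 -0.001 -1.   ] z [0.14  0.99  0.001] F [ 4.1 -0.   8.5] w -0.0004 q [-0.06  0.03  2.01 -0.    1.09 -1.49]
cr 0.0642 0.0058
phase deg mod 15: 7.29 amp 15.3
```

Request:
{"api": "servo_tool", "payload": {
  "commands": [
    [[-0.04, 0, 0], 0, 0],
    [[-0.08, 0, 0], 0, 0],
    [[-0.08, 0, 0], 0, 0]
  ]
}}

```text
t: 30.4
tcp_pos: [0.4853, 0.0407, 0.1546]
tool_rot: [0.705, -0.705, 0.045, -0.053]
force: [3.7, -0.7, 8.2]
gripper_width: 0.0
```

```bash
python3 snap.py w36;python3 - <<'E'
from h import *
crop("w36",120,120,420,320,2.66,"g3")
E
```

```text
t 30.45 p [0.4853 0.0406 0.1545] x [ 0.99  -0.14   0.011] y [ 0.011 -0.001 -1.   ] z [0.14  0.99  0.001] F [ 3.5 -0.3  8.1] w -0.0003 q [-0.06  0.02  2.02 -0.    1.09 -1.49]
cr 0.0643 0.0108
phase deg mod 15: 7.13 amp 8.4
```

View pics/g3.png

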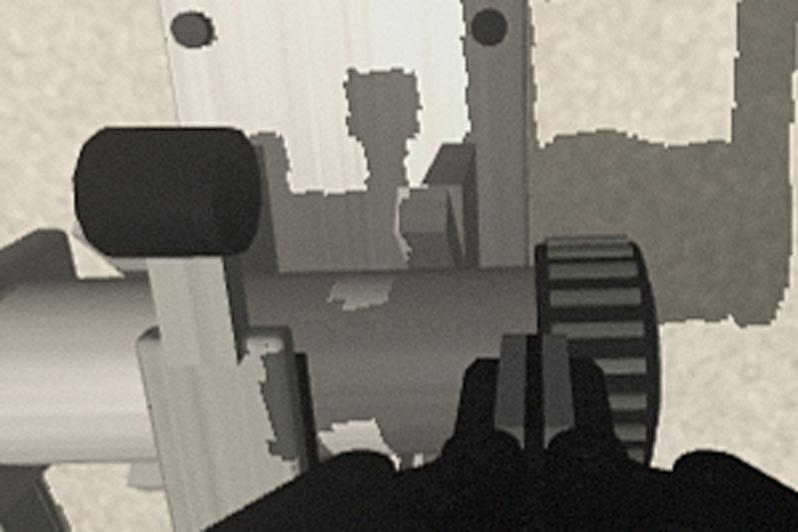

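Request:
{"api": "servo_tool", "payload": {
  "commands": [
    [[0, -0.12, 0], 0, 0],
    [[0.2, -0.12, 0], 0, 0],
    [[0.36, -0.12, 0], 0, 0],
    [[0.36, -0.02, 0], 0, 0],
    [[0.36, 0, 0], 0, 0],
    [[0.3, 0.02, 0], 0, 0],
    [[0.28, 0.03, 0], 0, 0],
    [[0.28, 0.03, 0], 0, 0]
  ]
}}

```text
t: 31.45
tcp_pos: [0.4997, 0.0389, 0.1546]
tool_rot: [0.706, -0.705, 0.045, -0.054]
force: [1.5, 1.0, 14.1]
gripper_width: 0.0003
```

```bash
python3 snap.py w37
```

```text
t 31.5 p [0.4998 0.0389 0.1546] x [ 0.99  -0.14   0.012] y [ 0.012 -0.    -1.   ] z [0.14  0.99  0.002] F [ 2.7 -0.3 14.5] w 0.0001 q [-0.06  0.05  1.99  0.    1.09 -1.49]
cr 0.0645 -0.0038
phase deg mod 15: 7.13 amp 15.4
```

Request:
{"api": "servo_tool", "payload": {
  "commands": [
    [[-0.04, 0, 0], 0, 0],
    [[-0.08, 0, 0], 0, 0],
    [[-0.1, 0, 0], 0, 0],
    [[-0.1, 0, 0], 0, 0]
  ]
}}

```text
t: 32.0
tcp_pos: [0.4972, 0.0391, 0.1551]
tool_rot: [0.705, -0.705, 0.043, -0.056]
force: [7.9, -0.9, 9.7]
gripper_width: 0.0
```

```bash
python3 snap.py w38
```

```text
t 32.05 p [0.4972 0.0391 0.155 ] x [ 0.99  -0.14   0.019] y [ 0.019 -0.001 -1.   ] z [0.14  0.99  0.001] F [ 5.9 -0.2  9.8] w -0.0001 q [-0.06  0.04  2.   -0.    1.08 -1.49]
cr 0.0644 -0.0012
phase deg mod 15: 9.2 amp 15.0
```

Request:
{"api": "servo_tool", "payload": {
  "commands": [
    [[-0.04, 0.01, 0], 0, 0],
    [[-0.08, 0.01, 0], 0, 0],
    [[-0.1, 0.01, 0], 0, 0],
    [[-0.1, 0.01, 0], 0, 0]
  ]
}}

```text
t: 32.55
tcp_pos: [0.4941, 0.0397, 0.1559]
tool_rot: [0.705, -0.705, 0.041, -0.058]
force: [9.4, -1.4, 12.0]
gripper_width: 0.0003
```

```bash
python3 snap.py w39
```

```text
t 32.6 p [0.4941 0.0397 0.1559] x [ 0.99  -0.14   0.023] y [ 0.023 -0.001 -1.   ] z [0.14  0.99  0.002] F [ 8.6 -1.4 12.9] w -0.0001 q [-0.06  0.03  2.01 -0.    1.08 -1.49]
cr 0.0645 0.0019
phase deg mod 15: 14.47 amp 14.3
```

Request:
{"api": "servo_tool", "payload": {
  "commands": [
    [[0, -0.12, 0], 0, 0],
    [[0, -0.8, 0], 0, 0],
    [[-0.8, -1.6, 0], 0, 0],
    [[-1.2, -2.4, -0.6], 0, 0],
    [[-1.4, -2.6, -1.2], 0, 0],
    [[-1.4, -2.6, -1.2], 0, 0]
  ]
}}

```text
t: 33.35
tcp_pos: [0.4059, -0.0101, 0.2794]
tool_rot: [-0.705, 0.705, -0.05, 0.05]
force: [0.1, -0.1, 0.2]
gripper_width: 0.0003
```

```bash
python3 - <<'E'
from h import *
from station import *
save(camera("wrist"),"w40");show(); crop("w40",180,130,480,330,2.66,"g3"); save(camera("side"),"s40"); crop("s40",290,170,390,245,8,"e1")
E
```

```text
t 33.4 p [ 0.406  -0.0094  0.2786] x [ 0.99  -0.141 -0.001] y [-0.001  0.001 -1.   ] z [0.141 0.99  0.001] F [-0.9  0.9 -0.1] w 0.0 q [-0.2  -0.31  2.06  0.    1.39 -1.63]
```

View pics/g3.png

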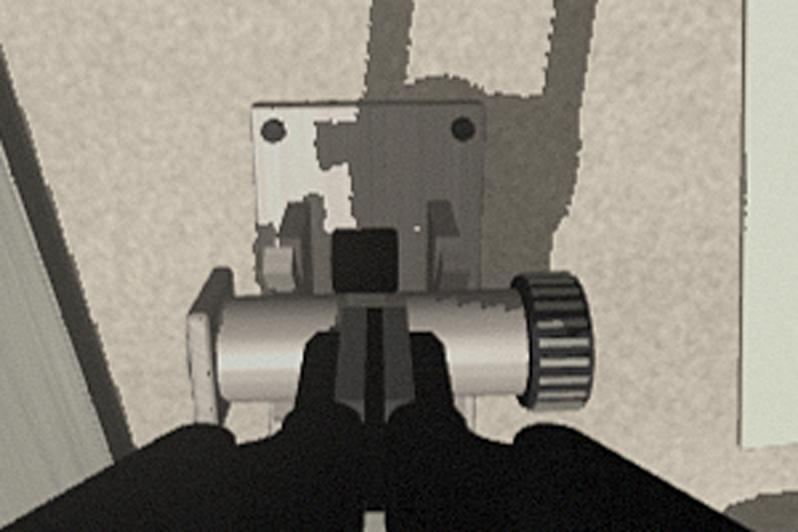

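View pics/e1.png

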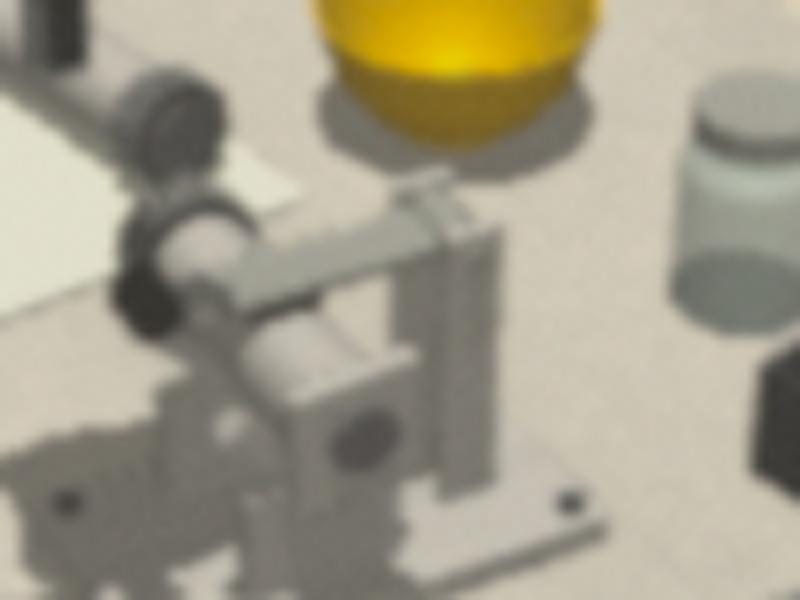

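```bash
python3 - <<'E'
from h import *
a=cv2.imread("pics/s16.png")[200:245,315:355];b=cv2.imread("pics/s40.png")[200:245,315:355]
cv2.imwrite("pics/cmp.png",cv2.resize(np.hstack([a,b]),None,fx=9,fy=9,interpolation=cv2.INTER_CUBIC))
E
```

```text
(no output)
```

View pics/cmp.png

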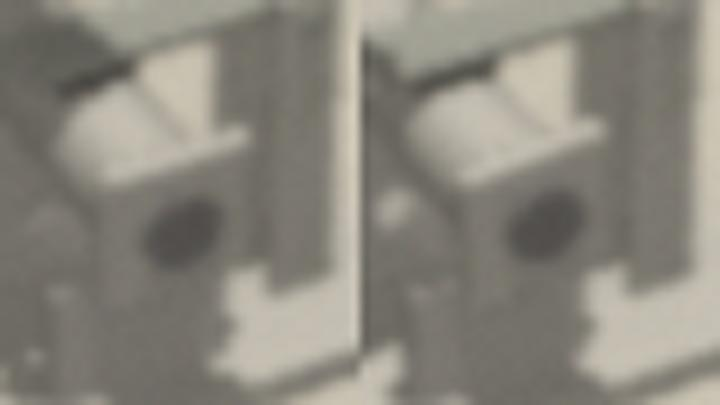

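```bash
python3 - <<'E'
from h import *
cmd(knob(0)+[0,0,.06]); cmd(knob(0)+[0,0,.006])
s,p,M=st(); k0=knob(0)
for t in [.1,.3,.5,.7,.9,1.1,1.3,1.5,1.65,1.78,1.85]: print(t,(M.T@(knob(t)-k0)/.05).round(2))
E
```

```text
xyz units [ 0.542  1.4   -0.09 ] roll 0.0
xyz units [ 0.544  2.48  -0.09 ] roll 0.0
0.1 [ 0.02 -0.27  0.  ]
0.3 [ 0.15 -0.8   0.  ]
0.5 [ 0.39 -1.29  0.  ]
0.7 [ 0.71 -1.73  0.01]
0.9 [ 1.12 -2.09  0.01]
1.1 [ 1.59 -2.36  0.01]
1.3 [ 2.1  -2.54  0.02]
1.5 [ 2.64 -2.61  0.02]
1.65 [ 3.05 -2.59  0.03]
1.78 [ 3.4  -2.52  0.03]
1.85 [ 3.58 -2.47  0.03]
```

Request:
{"api": "servo_tool", "payload": {
  "commands": [
    [[0.3, 0, -0.05], 0, 0.6],
    [[0.54, 0.6, -0.09], 0, 0.6],
    [[0.54, 1.3, -0.09], 0, 0.6],
    [[0.54, 2, -0.09], 0, 0.6],
    [[0.54, 2.48, -0.09], 0, 0.6],
    [[0.54, 2.48, -0.09], 0, 0.6],
    [[0.54, 2.48, -0.09], 0, 0.2],
    [[0.54, 2.48, -0.09], 0, 0],
    [[0.54, 2.48, -0.09], 0, 0],
    [[0.54, 2.48, -0.09], 0, 0]
  ]
}}

```text
t: 34.7
tcp_pos: [0.4341, -0.0177, 0.1566]
tool_rot: [-0.705, 0.706, -0.048, 0.051]
force: [1.3, -0.7, 1.4]
gripper_width: 0.0227
```

```bash
python3 - <<'E'
from h import *
from station import *
save(camera("wrist"),"w41");show()
E
```

```text
t 34.75 p [ 0.4341 -0.0177  0.1566] x [ 0.99  -0.139  0.004] y [ 0.003 -0.001 -1.   ] z [ 0.139  0.99  -0.   ] F [1.8 0.3 2. ] w 0.0223 q [-0.2  -0.1   2.13  0.    1.11 -1.63]
```

View pics/w41.png

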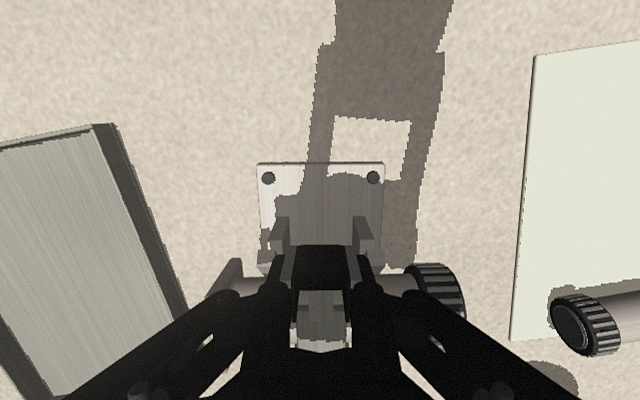

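Pinched at (320,267). Lead it up; at the end continue past to 1.85.

Request:
{"api": "servo_tool", "payload": {
  "commands": [
    [[0.06, -0.5, 0], 0, 0],
    [[0.2, -0.95, 0], 0, 0],
    [[0.5, -1.45, 0], 0, 0],
    [[0.85, -1.87, 0], 0, 0],
    [[1.3, -2.2, 0], 0, 0],
    [[1.8, -2.45, 0], 0, 0],
    [[2.35, -2.58, 0], 0, 0],
    [[2.9, -2.6, 0], 0, 0],
    [[3.4, -2.52, 0], 0, 0],
    [[3.6, -2.47, 0], 0, 0]
  ]
}}

```text
t: 36.0
tcp_pos: [0.6107, -0.0413, 0.278]
tool_rot: [0.706, -0.704, 0.051, -0.048]
force: [-3.0, 4.3, 2.3]
gripper_width: 0.022
```

Request:
{"api": "servo_tool", "payload": {
  "commands": [
    [[0.1, 0, 0], 0, 0],
    [[0.1, 0, 0], 0, 0],
    [[0.1, 0, 0], 0, 0.4],
    [[0.1, 0, 0], 0, 0.7],
    [[0.1, 0, 0], 0, 0.7],
    [[0.1, -0.8, 0], 0, 0.7],
    [[0, -1.6, 0], 0, 0.8],
    [[-0.4, -1.6, 0], 0, 0.8]
  ]
}}

```text
t: 37.0
tcp_pos: [0.5938, -0.0406, 0.3646]
tool_rot: [-0.705, 0.706, -0.046, 0.053]
force: [-0.5, 0.8, -0.4]
gripper_width: 0.0685
```

```bash
python3 - <<'E'
from h import *
from station import *
save(camera("wrist"),"w42");show(); save(camera("side"),"s42"); crop("s42",260,110,460,260,4,"e1")
E
```

```text
t 37.05 p [ 0.5905 -0.0398  0.3625] x [ 0.99  -0.139  0.004] y [ 0.004 -0.001 -1.   ] z [ 0.139  0.99  -0.001] F [-2.9  0.7 -0.2] w 0.0679 q [-0.19  0.07  1.56 -0.    1.5  -1.62]
```

View pics/w42.png

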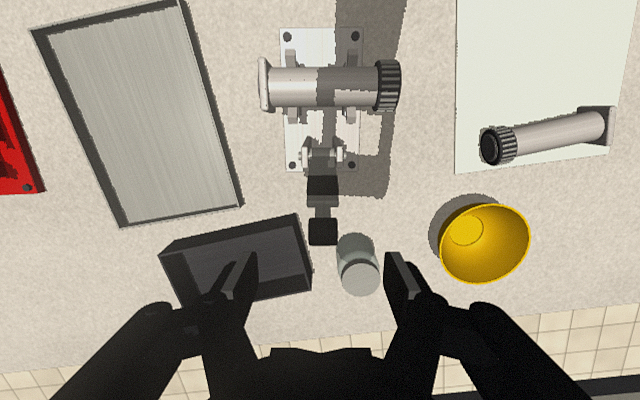

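View pics/e1.png

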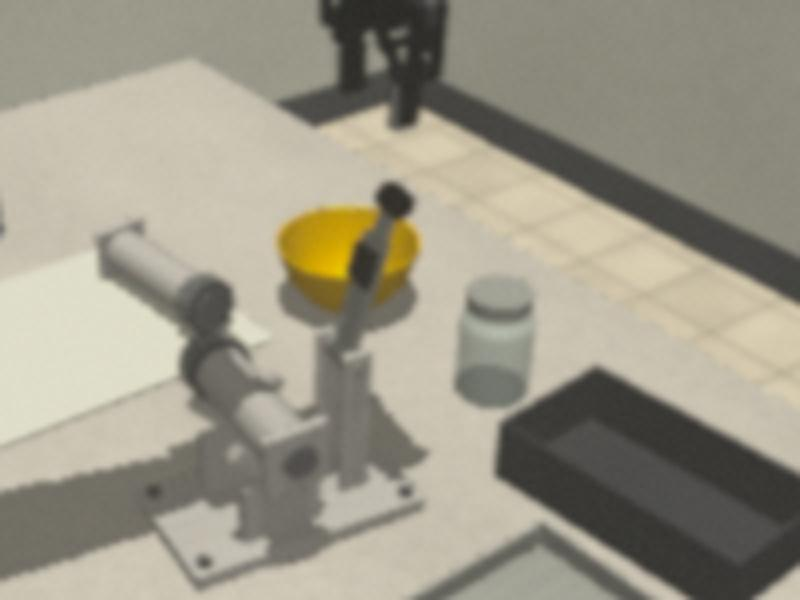

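```bash
python3 - <<'E'
from h import *
cmd(cr(0,0,.34))
# tray corners in w42 (top rim) : read from crop
crop("w42",20,0,260,240,3.3/1.4,"g4"); crop("w2",90,120,290,320,3,"g5")
E
```

```text
xyz units [-2.092  0.411  0.016] roll 0.0
```

View pics/g4.png

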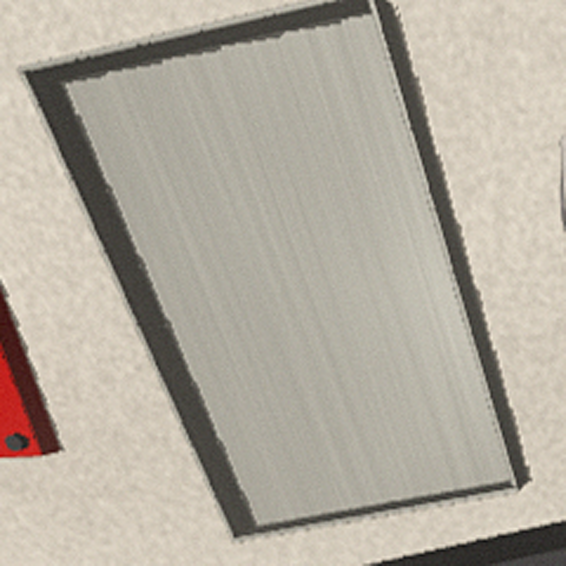

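View pics/g5.png

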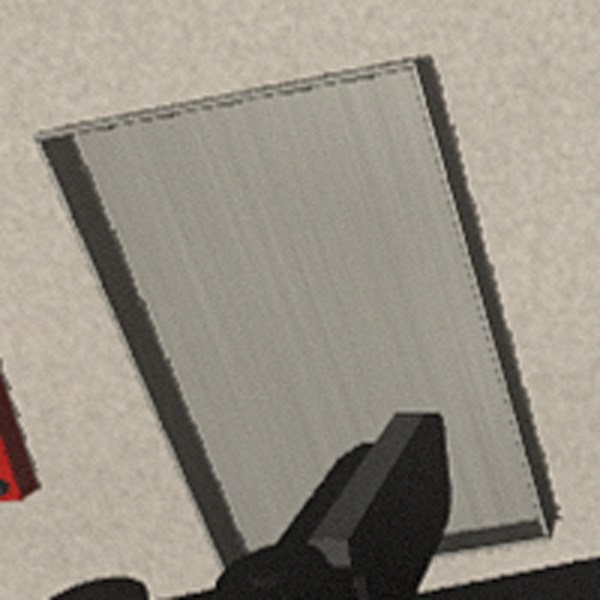

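```bash
python3 - <<'E'
from h import *
a=load("w42");b=load("w2");k=3.3/1.4
A={n:(20+u/k,v/k) for n,u,v in [("TL",22,68),("BL",238,537),("BR",520,485)]}
B={n:(90+u/3,120+v/3) for n,u,v in [("TL",38,135),("TR",418,57),("BR",548,535)]}
for n in A: print("w42",n,onz(a,*A[n],.028).round(4))
for n in B: print("w2",n,onz(b,*B[n],.028).round(4))
for n in ("TL","BR"): print(n,tri([(a,*A[n]),(b,*B[n])])[0].round(4))
E
```

```text
w42 TL [ 0.3494 -0.4276  0.028 ]
w42 BL [ 0.6642 -0.4102  0.028 ]
w42 BR [ 0.6529 -0.1895  0.028 ]
w2 TL [ 0.3495 -0.4267  0.028 ]
w2 TR [ 0.3373 -0.2032  0.028 ]
w2 BR [ 0.6534 -0.1919  0.028 ]
TL [ 0.3495 -0.4269  0.0284]
BR [ 0.6533 -0.1908  0.0275]
```

Request:
{"api": "servo_tool", "payload": {
  "commands": [
    [[-0.5, 0, 0], 2, 1],
    [[-1, 0, 0], 4, 1],
    [[-1.5, 0, 0], 6, 1],
    [[-2.05, 0.2, 0], 8, 1],
    [[-2.09, 0.4, 0.02], 10, 1],
    [[-2.09, 0.4, 0.02], 12, 1],
    [[-2.09, 0.4, 0.02], 14, 1],
    [[-2.09, 0.4, 0.02], 16, 1],
    [[-2.09, 0.4, 0.02], 17.9, 1],
    [[-2.09, 0.4, 0.02], 17.9, 1]
  ]
}}

```text
t: 38.35
tcp_pos: [0.488, -0.0243, 0.3383]
tool_rot: [0.466, -0.467, 0.531, -0.531]
force: [0.3, -0.2, -1.0]
gripper_width: 0.0855
```

```bash
python3 - <<'E'
from h import *
from station import *
save(camera("wrist"),"w43");show(); cmd(cr(0,0,.17));cmd(cr(0,0,.11))
s,p,M=st(); print(np.degrees(np.arctan2(M[1,2],M[0,2])))
E
```

```text
t 38.4 p [ 0.488  -0.0243  0.3383] x [-0.128 -0.992  0.   ] y [-0. -0. -1.] z [ 0.992 -0.128 -0.   ] F [-0.6  0.8 -0.2] w 0.0854 q [-0.19 -0.14  1.82 -0.    1.47 -0.07]
xyz units [ 0.005  3.367 -0.008] roll 0.0
xyz units [ 0.005  4.567 -0.008] roll 0.0
-7.355254765015185
```

View pics/w43.png

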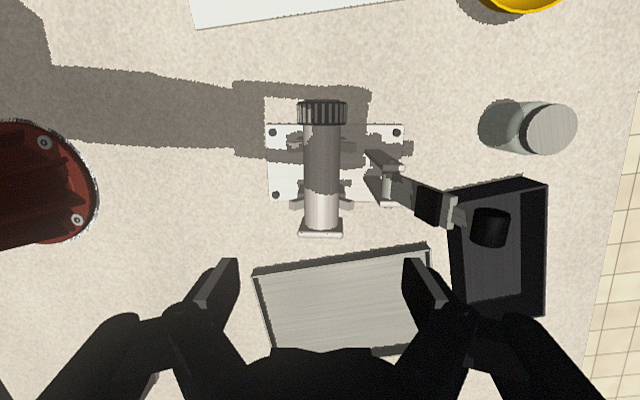

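Request:
{"api": "servo_tool", "payload": {
  "commands": [
    [[0, 1, 0], 0, 1],
    [[0, 2, 0], 0, 1],
    [[0, 3, 0], 0, 1],
    [[0, 4, 0], 0, 1],
    [[0, 4.55, 0], 0, 1],
    [[0, 4.55, 0], 0, 1],
    [[0, 4.55, 0], 0, 0.4],
    [[0, 4.55, 0], 0, 0.2],
    [[0, 4.55, 0], 0, 0],
    [[0, 4.55, 0], 0, 0]
  ]
}}

```text
t: 39.65
tcp_pos: [0.4891, -0.0244, 0.1138]
tool_rot: [-0.467, 0.466, -0.531, 0.532]
force: [-2.0, 0.1, 5.5]
gripper_width: 0.0439
```

Request:
{"api": "servo_tool", "payload": {
  "commands": [
    [[0, 0, 0], 0, 0],
    [[0, -0.2, 0], 0, 0],
    [[0, -0.5, 0], 0, 0],
    [[0, -0.5, 0], 0, 0]
  ]
}}

```text
t: 40.15
tcp_pos: [0.4893, -0.0244, 0.1382]
tool_rot: [-0.467, 0.465, -0.531, 0.533]
force: [-0.3, 0.8, -4.4]
gripper_width: 0.0444
```

```bash
python3 - <<'E'
from h import *
from station import *
save(camera("wrist"),"w44");show()
E
```

```text
t 40.2 p [ 0.4886 -0.0243  0.1373] x [-0.131 -0.991  0.   ] y [ 0.002 -0.    -1.   ] z [ 0.991 -0.131  0.002] F [ 0.3 -0.1 -6. ] w 0.0441 q [-0.19  0.06  2.02 -0.    1.06 -0.06]
```

View pics/w44.png

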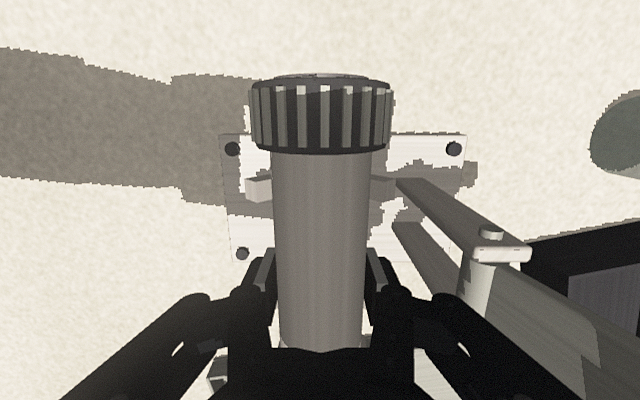

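```bash
python3 - <<'E'
from h import *
cmd((.4515,-.315,.2))
E
```

```text
xyz units [ 5.862 -1.254  0.027] roll 0.0
```

Request:
{"api": "servo_tool", "payload": {
  "commands": [
    [[0, -0.6, 0], 0, 0],
    [[0, -1.25, 0], 0, 0],
    [[0.7, -1.4, 0], -0.3, 0],
    [[1.5, -1.4, 0], -0.6, 0],
    [[2.3, -1.4, 0], -0.9, 0],
    [[3.1, -1.4, 0], -1.2, 0],
    [[3.9, -1.3, 0], -1.5, 0],
    [[4.7, -1.3, 0.02], -1.8, 0],
    [[5.4, -1.3, 0.03], -2.06, 0],
    [[5.86, -1.3, 0.03], -2.06, 0]
  ]
}}

```text
t: 41.45
tcp_pos: [0.4505, -0.316, 0.2005]
tool_rot: [0.512, -0.512, 0.488, -0.488]
force: [-0.5, 0.1, -4.3]
gripper_width: 0.044
```

```bash
python3 - <<'E'
from h import *
from station import *
save(camera("wrist"),"w45");show();cmd((.4515,-.315,.036))
s,p,M=st(); print(np.degrees(np.arctan2(M[1,2],M[0,2])))
E
```

```text
t 41.5 p [ 0.4503 -0.3187  0.2009] x [ 0.047 -0.999  0.003] y [-0.001 -0.003 -1.   ] z [ 0.999  0.047 -0.001] F [ 0.2 -2.3 -4.9] w 0.0442 q [-0.74  0.11  1.83 -0.    1.2  -0.79]
xyz units [-0.082  3.298  0.03 ] roll 0.0
2.6664133094816385
```

View pics/w45.png

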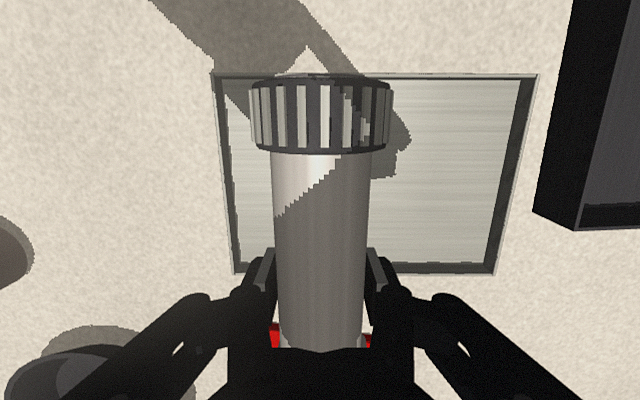

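Request:
{"api": "servo_tool", "payload": {
  "commands": [
    [[-0.08, 0.8, 0], 0, 0],
    [[-0.08, 1.6, 0], 0, 0],
    [[-0.08, 2.4, 0], 0, 0],
    [[-0.08, 2.9, 0], 0, 0],
    [[-0.08, 3.12, 0], 0, 0],
    [[-0.08, 3.15, 0], 0, 0],
    [[-0.08, 3.15, 0], 0, 0]
  ]
}}

```text
t: 42.38
tcp_pos: [0.452, -0.3115, 0.0451]
tool_rot: [0.512, -0.512, 0.487, -0.488]
force: [-0.7, 0.2, -4.0]
gripper_width: 0.0443
```

Request:
{"api": "servo_tool", "payload": {
  "commands": [
    [[0, 0.03, 0], 0, 0],
    [[0, 0.06, 0], 0, 0],
    [[0, 0.06, 0], 0, 0]
  ]
}}

```text
t: 42.75
tcp_pos: [0.451, -0.3109, 0.041]
tool_rot: [0.512, -0.512, 0.488, -0.488]
force: [0.0, 0.1, -4.7]
gripper_width: 0.0442
```

Request:
{"api": "servo_tool", "payload": {
  "commands": [
    [[0, 0.03, 0], 0, 0],
    [[0, 0.06, 0], 0, 0],
    [[0, 0.06, 0], 0, 0]
  ]
}}

```text
t: 43.12
tcp_pos: [0.451, -0.3107, 0.0379]
tool_rot: [0.512, -0.512, 0.488, -0.488]
force: [-1.0, -0.0, -2.5]
gripper_width: 0.0444
```

Request:
{"api": "servo_tool", "payload": {
  "commands": [
    [[0, 0.02, 0], 0, 0],
    [[0, 0.03, 0], 0, 0],
    [[0, 0.03, 0], 0, 0]
  ]
}}

```text
t: 43.5
tcp_pos: [0.4511, -0.3108, 0.0377]
tool_rot: [-0.512, 0.512, -0.488, 0.487]
force: [-2.6, 3.3, 6.4]
gripper_width: 0.0441
```

Touching. Release and rise.

Request:
{"api": "servo_tool", "payload": {
  "commands": [
    [[0, 0, 0], 0, 0.1],
    [[0, 0, 0], 0, 0.6],
    [[0, 0, 0], 0, 0.8],
    [[0, 0, 0], 0, 0.8],
    [[0, -0.8, 0], 0, 0.8],
    [[0, -1.6, 0], 0, 0.8],
    [[0.6, -2.5, 0], 0, 0.8],
    [[1.2, -3.5, 0], 0, 0.8],
    [[1.2, -4.3, 0], 0, 0.8],
    [[1.2, -4.3, 0], 0, 0.8]
  ]
}}

```text
t: 44.75
tcp_pos: [0.4559, -0.3733, 0.2565]
tool_rot: [-0.512, 0.512, -0.484, 0.491]
force: [-0.1, 0.2, -0.1]
gripper_width: 0.0681
```

```bash
python3 - <<'E'
from h import *
from station import *
save(camera("wrist"),"w46");show()
E
```

```text
t 44.8 p [ 0.4547 -0.3719  0.2534] x [ 0.048 -0.999  0.003] y [ 0.003 -0.003 -1.   ] z [0.999 0.048 0.003] F [ 0.5 -0.2  0. ] w 0.0683 q [-0.81  0.13  1.7   0.    1.3  -0.85]
```

View pics/w46.png

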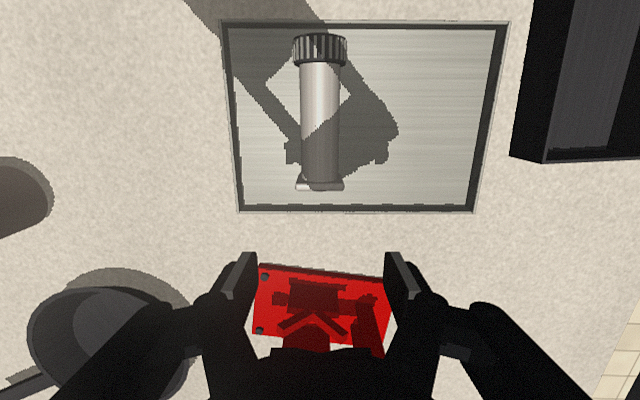

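```bash
python3 - <<'E'
from h import *
cmd((.604,.25,.36))
E
```

```text
xyz units [-12.271  -2.162   3.592] roll 0.0
```

Request:
{"api": "servo_tool", "payload": {
  "commands": [
    [[-0.6, -1.1, 0], 0, 0.8],
    [[-1.8, -2.2, 0.3], 0, 0.9],
    [[-3, -2.2, 0.7], 0, 1],
    [[-4.2, -2.2, 1.1], 0, 1],
    [[-5.4, -2.2, 1.5], -0.2, 1],
    [[-6.6, -2.2, 1.9], -0.4, 1],
    [[-7.8, -2.2, 2.3], -0.6, 1],
    [[-9, -2.2, 2.7], -0.7, 1],
    [[-10.2, -2.2, 3.1], -0.7, 1],
    [[-11.4, -2.2, 3.4], -0.7, 1]
  ]
}}

```text
t: 46.05
tcp_pos: [0.5908, 0.1887, 0.3583]
tool_rot: [-0.526, 0.528, -0.472, 0.471]
force: [0.8, -0.5, 0.4]
gripper_width: 0.0857
```

```bash
python3 - <<'E'
from h import *
cmd((.604,.25,.27))
E
```

```text
xyz units [-1.191  1.763  0.405] roll 0.0
```

Request:
{"api": "servo_tool", "payload": {
  "commands": [
    [[-0.6, 0.6, 0.2], 0, 1],
    [[-1.19, 1.2, 0.4], 0, 1],
    [[-1.19, 1.75, 0.4], 0, 1],
    [[-1.19, 1.75, 0.4], 0, 1],
    [[-1.19, 1.75, 0.4], 0, 1]
  ]
}}

```text
t: 46.68
tcp_pos: [0.6047, 0.2478, 0.2735]
tool_rot: [-0.526, 0.527, -0.472, 0.472]
force: [1.1, 0.3, 0.9]
gripper_width: 0.0855
```

```bash
python3 - <<'E'
from h import *
from station import *
save(camera("wrist"),"w47");show()
crop("w47",260,20,400,215,2.8,"f1")
E
```

```text
t 46.73 p [0.6052 0.2478 0.2747] x [ 0.109 -0.994 -0.   ] y [ 0.001  0.    -1.   ] z [0.994 0.109 0.001] F [ 0.1 -1.1 -0.6] w 0.0855 q [ 0.28  0.26  1.51 -0.    1.37  0.17]
```

View pics/w47.png

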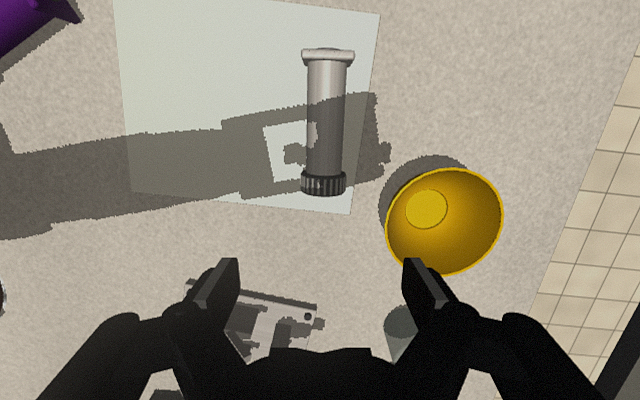

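View pics/f1.png

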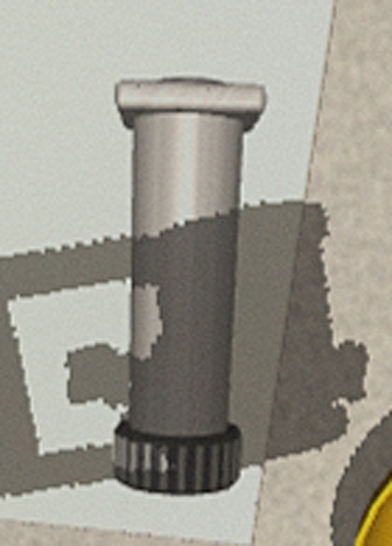

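```bash
python3 - <<'E'
from h import *
c=load("w47");k=2.8
g=lambda u,v,z: onz(c,260+u/k,20+v/k,z)
P=g(180.5,430,.037);Q=g(187.5,120,.037);d=(Q-P);print(P.round(4),Q.round(4),np.degrees(np.arctan2(d[1],d[0])))
print("flange in/out",g(190,108,.064).round(4),g(190,83,.064).round(4),"ring in",g(178,430,.064).round(4))
print("bowl rim", [onz(c,u,v,.06).round(3) for u,v in [(385,215),(445,168),(502,215),(445,275)]])
E
```

```text
[0.6095 0.2501 0.037 ] [0.5973 0.3804 0.037 ] 95.33514461258781
flange in/out [0.5977 0.3806 0.064 ] [0.5967 0.3891 0.064 ] ring in [0.6074 0.2556 0.064 ]
bowl rim [array([0.692, 0.21 , 0.06 ]), array([0.754, 0.278, 0.06 ]), array([0.841, 0.226, 0.06 ]), array([0.79 , 0.132, 0.06 ])]
```

```bash
python3 - <<'E'
from h import *
cmd((.6031,.318,.1));cmd((.6031,.318,.034))
E
```

```text
xyz units [-1.4    3.495  0.106] roll 0.0
xyz units [-1.4    4.815  0.104] roll 0.0
```

Request:
{"api": "servo_tool", "payload": {
  "commands": [
    [[-0.7, 0.8, 0.05], 0.1, 1],
    [[-1.4, 1.6, 0.1], 0.1, 1],
    [[-1.4, 2.4, 0.1], 0.1, 1],
    [[-1.4, 3.2, 0.1], 0.1, 1],
    [[-1.4, 3.5, 0.1], 0.1, 1],
    [[-1.4, 3.5, 0.1], 0.1, 1],
    [[-1.4, 3.5, 0.1], 0.1, 1]
  ]
}}

```text
t: 47.6
tcp_pos: [0.6041, 0.3186, 0.1017]
tool_rot: [0.526, -0.523, 0.473, -0.475]
force: [0.8, 0.1, 0.8]
gripper_width: 0.0854
```

```bash
python3 - <<'E'
from h import *
from station import *
save(camera("wrist"),"w48");show();cmd((.6031,.318,.034))
E
```

```text
t 47.65 p [0.6041 0.3187 0.1019] x [ 0.101 -0.995 -0.001] y [ 0.005  0.002 -1.   ] z [0.995 0.101 0.005] F [-1.1  0.3  0.7] w 0.0854 q [0.38 0.48 1.56 0.   1.09 0.28]
xyz units [ 0.014  1.357 -0.028] roll 0.0
```

View pics/w48.png

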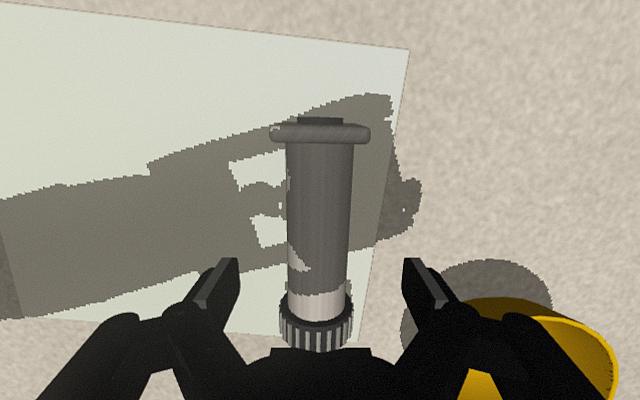

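Request:
{"api": "servo_tool", "payload": {
  "commands": [
    [[0, 0.7, -0.02], 0, 1],
    [[0, 1.33, -0.02], 0, 1],
    [[0, 1.33, -0.02], 0, 1],
    [[0, 1.33, -0.02], 0, 0.4],
    [[0, 1.33, -0.02], 0, 0.2],
    [[0, 1.33, -0.02], 0, 0],
    [[0, 1.33, -0.02], 0, 0],
    [[0, 1, -0.02], 0, 0],
    [[0, 0.4, -0.02], 0, 0],
    [[0, 0.4, -0.02], 0, 0]
  ]
}}

```text
t: 48.9
tcp_pos: [0.6033, 0.319, 0.0821]
tool_rot: [0.527, -0.523, 0.473, -0.475]
force: [0.9, 1.0, -3.9]
gripper_width: 0.0442
```

```bash
python3 - <<'E'
from h import *
from station import *
save(camera("wrist"),"w49");show();cmd((.488,-.0235,.2))
E
```

```text
t 48.95 p [0.602  0.3184 0.0802] x [ 0.101 -0.995 -0.001] y [ 0.003  0.001 -1.   ] z [0.995 0.101 0.003] F [-0.6 -0.3 -4.5] w 0.0446 q [0.38 0.5  1.58 0.   1.06 0.28]
xyz units [ 6.571 -2.41  -2.952] roll 0.0
```

View pics/w49.png

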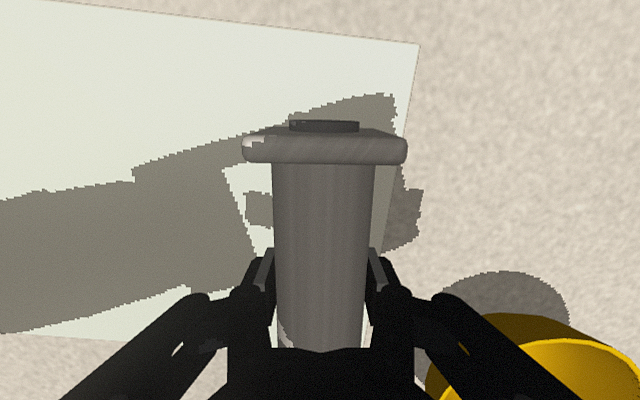

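Request:
{"api": "servo_tool", "payload": {
  "commands": [
    [[0, -0.8, -0.5], 0.2, 0],
    [[0.2, -1.6, -1.2], 0.6, 0],
    [[0.9, -2.4, -1.9], 1, 0],
    [[1.8, -2.4, -2.5], 1.4, 0],
    [[2.7, -2.4, -2.95], 1.8, 0],
    [[3.6, -2.4, -2.95], 2.2, 0],
    [[4.5, -2.4, -2.95], 2.6, 0],
    [[5.4, -2.4, -2.95], 2.68, 0],
    [[6.2, -2.4, -2.95], 2.68, 0],
    [[6.57, -2.4, -2.95], 2.68, 0]
  ]
}}

```text
t: 50.2
tcp_pos: [0.4864, -0.0252, 0.1973]
tool_rot: [0.465, -0.466, 0.533, -0.532]
force: [0.1, 1.1, -3.8]
gripper_width: 0.0442
```

Request:
{"api": "servo_tool", "payload": {
  "commands": [
    [[0, 0.1, 0], 0, 0],
    [[0, 0.1, 0], 0, 0]
  ]
}}

```text
t: 50.45
tcp_pos: [0.4864, -0.0226, 0.1924]
tool_rot: [0.465, -0.466, 0.533, -0.531]
force: [-0.7, 0.0, -4.0]
gripper_width: 0.0443
```

```bash
python3 - <<'E'
from h import *
from station import *
save(camera("wrist"),"w50");show();cmd(cr(0,0,.118)); save(camera("side"),"s50"); crop("s50",260,110,460,260,4,"e1")
s,p,M=st(); print(np.degrees(np.arctan2(M[1,2],M[0,2])))
E
```

```text
t 50.5 p [ 0.4867 -0.0224  0.1928] x [-0.131 -0.991 -0.001] y [-0.002  0.001 -1.   ] z [ 0.991 -0.131 -0.002] F [-0.2 -0.7 -4.2] w 0.0446 q [-0.19 -0.02  1.98  0.    1.18 -0.06]
xyz units [0.04  1.496 0.025] roll 0.0
-7.5192791685122105
```

View pics/w50.png

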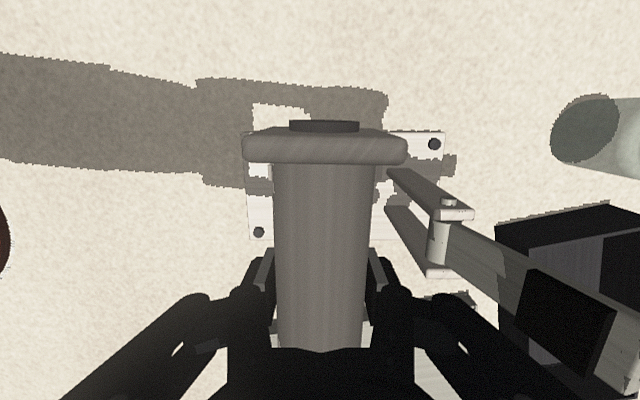

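View pics/e1.png

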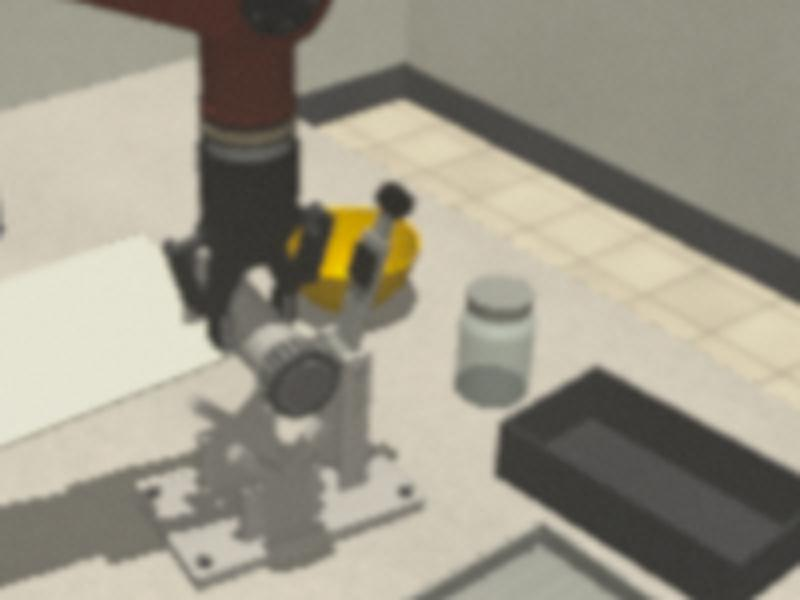

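Request:
{"api": "servo_tool", "payload": {
  "commands": [
    [[0.04, 0.5, 0.03], 0, 0],
    [[0.04, 1, 0.03], 0, 0],
    [[0.04, 1.4, 0.03], 0, 0],
    [[0.04, 1.5, 0.03], 0, 0],
    [[0.04, 1.5, 0.03], 0, 0]
  ]
}}

```text
t: 51.18
tcp_pos: [0.4889, -0.0253, 0.119]
tool_rot: [0.466, -0.466, 0.532, -0.532]
force: [0.5, -0.4, -3.6]
gripper_width: 0.0441
```

Request:
{"api": "servo_tool", "payload": {
  "commands": [
    [[0, 0.05, 0], 0, 0],
    [[0, 0.08, 0], 0, 0],
    [[0, 0.08, 0], 0, 0]
  ]
}}

```text
t: 51.55
tcp_pos: [0.4889, -0.0259, 0.1151]
tool_rot: [-0.466, 0.466, -0.532, 0.532]
force: [0.3, 0.9, -3.6]
gripper_width: 0.0444
```

Request:
{"api": "servo_tool", "payload": {
  "commands": [
    [[0, 0.03, 0], 0, 0],
    [[0, 0.04, 0], 0, 0],
    [[0, 0.04, 0], 0, 0]
  ]
}}

```text
t: 51.92
tcp_pos: [0.4886, -0.0259, 0.1127]
tool_rot: [0.466, -0.466, 0.532, -0.532]
force: [-0.1, -0.5, -3.6]
gripper_width: 0.0441
```

Request:
{"api": "servo_tool", "payload": {
  "commands": [
    [[0, 0.03, 0], 0, 0],
    [[0, 0.05, 0], 0, 0],
    [[0, 0.05, 0], 0, 0]
  ]
}}

```text
t: 52.3
tcp_pos: [0.489, -0.026, 0.1109]
tool_rot: [-0.466, 0.466, -0.532, 0.532]
force: [-1.8, -0.3, 2.2]
gripper_width: 0.0445
```

Request:
{"api": "servo_tool", "payload": {
  "commands": [
    [[0, 0.02, -0.02], 0, 0],
    [[0, 0.02, -0.03], 0, 0.1],
    [[0, 0.02, -0.03], 0, 0.6],
    [[0, 0.02, -0.03], 0, 0.9],
    [[0, 0.02, -0.03], 0, 0.9]
  ]
}}

```text
t: 52.92
tcp_pos: [0.487, -0.0257, 0.109]
tool_rot: [0.466, -0.466, 0.532, -0.532]
force: [0.2, -0.8, 0.3]
gripper_width: 0.077
```

```bash
python3 - <<'E'
from h import *
from station import *
save(camera("wrist"),"w51");show()
E
```

```text
t 52.98 p [ 0.4871 -0.0257  0.109 ] x [-0.133 -0.991 -0.   ] y [-0.  0. -1.] z [ 0.991 -0.133 -0.   ] F [-0.7 -1.1 -0.1] w 0.077 q [-0.2   0.1   2.04 -0.    1.01 -0.06]
```

View pics/w51.png

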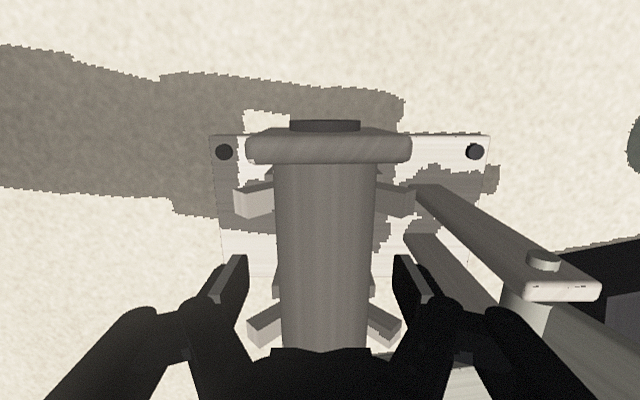

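Seated. Up, roll −18 and over to the strap knob (as before).

Request:
{"api": "servo_tool", "payload": {
  "commands": [
    [[0, -1, 0], 0, 0.9],
    [[0, -2, 0], 0, 0.9],
    [[0, -3, 0], 0, 0.9],
    [[0, -4, 0], 0, 0.9],
    [[0, -5, 0], -2, 0.6],
    [[0, -5, 0], -4, 0.6],
    [[0, -5, 0], -6, 0.6],
    [[0, -5, 0], -8, 0.6],
    [[0, -5, 0], -10, 0.6],
    [[0, -5, 0], -12, 0.6]
  ]
}}

```text
t: 54.22
tcp_pos: [0.4871, -0.0257, 0.359]
tool_rot: [-0.67, 0.67, -0.226, 0.226]
force: [-0.6, -0.4, -0.6]
gripper_width: 0.0513
```

```bash
python3 - <<'E'
from h import *
show();cmd(knob(1.85)+[0,0,.07])
s,p,M=st(); print(np.degrees(np.arctan2(M[1,2],M[0,2])))
E
```

```text
t 54.23 p [ 0.4871 -0.0257  0.359 ] x [ 0.796 -0.606 -0.   ] y [-0.  0. -1.] z [ 0.606  0.796 -0.   ] F [-0.6 -0.4 -0.6] w 0.0513 q [-0.2  -0.15  1.79 -0.    1.51 -1.12]
xyz units [2.134 0.356 1.244] roll 0.0
52.719947363617806
```

Request:
{"api": "servo_tool", "payload": {
  "commands": [
    [[0.7, 0, 0.4], -2, 0.6],
    [[1.4, 0, 0.8], -4, 0.6],
    [[2.14, 0.2, 1.24], -5.9, 0.6],
    [[2.14, 0.35, 1.24], -5.9, 0.6],
    [[2.14, 0.35, 1.24], -5.9, 0.6]
  ]
}}

```text
t: 54.85
tcp_pos: [0.6087, -0.0416, 0.3401]
tool_rot: [0.705, -0.705, 0.052, -0.049]
force: [-0.1, -0.4, 0.2]
gripper_width: 0.0511
```

```bash
python3 - <<'E'
from h import *
from station import *
save(camera("wrist"),"w52");show();cmd(knob(1.85)+[0,0,.004]); print(proj(load("w52"),knob(1.85)))
E
```

```text
t 54.9 p [ 0.6088 -0.0417  0.3413] x [ 0.99  -0.142 -0.002] y [-0.002  0.    -1.   ] z [0.142 0.99  0.   ] F [-0.5 -0.3  0.4] w 0.0515 q [-0.18  0.13  1.54 -0.    1.47 -1.61]
xyz units [0.016 1.324 0.019] roll 0.0
[322.4691378  225.43085711]
```

View pics/w52.png

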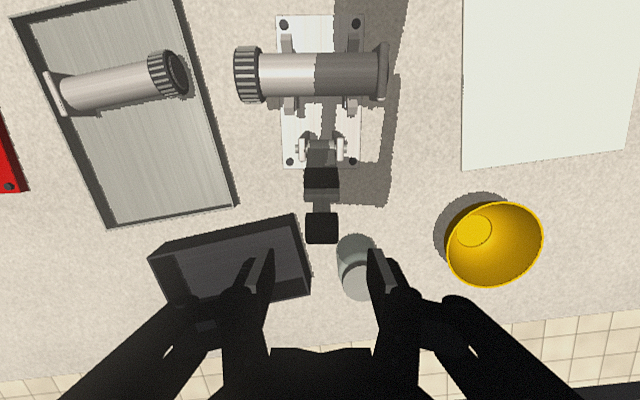

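Request:
{"api": "servo_tool", "payload": {
  "commands": [
    [[0.06, 0.6, 0.02], 0, 0.6],
    [[0.06, 1.1, 0.02], 0, 0.6],
    [[0.06, 1.32, 0.02], 0, 0.6],
    [[0.06, 1.32, 0.02], 0, 0.3],
    [[0.06, 1.32, 0.02], 0, 0],
    [[0.06, 1.32, 0.02], 0, 0],
    [[0.06, 1.32, 0.02], 0, 0]
  ]
}}

```text
t: 55.78
tcp_pos: [0.6131, -0.0415, 0.2774]
tool_rot: [-0.705, 0.706, -0.05, 0.05]
force: [-4.2, -0.4, 4.6]
gripper_width: 0.0229
```

Request:
{"api": "servo_tool", "payload": {
  "commands": [
    [[-0.26, -0.07, 0], 0, 0],
    [[-0.67, -0.13, 0], 0, 0],
    [[-1.07, -0.13, 0], 0, 0],
    [[-1.48, -0.07, 0], 0, 0],
    [[-1.99, 0.1, 0], 0, 0],
    [[-2.46, 0.37, 0], 0, 0],
    [[-2.87, 0.73, 0], 0, 0],
    [[-3.2, 1.17, 0], 0, 0],
    [[-3.3, 1.4, 0], 0, 0],
    [[-3.3, 1.4, 0], 0, 0]
  ]
}}

```text
t: 57.02
tcp_pos: [0.4449, -0.019, 0.2053]
tool_rot: [-0.704, 0.707, -0.053, 0.046]
force: [-13.9, -5.2, 9.0]
gripper_width: 0.0229
```

```bash
python3 - <<'E'
from h import *
from station import *
save(camera("wrist"),"w53");show()
E
```

```text
t 57.08 p [ 0.4451 -0.019   0.2056] x [ 0.99 -0.14 -0.01] y [-0.01  -0.003 -1.   ] z [ 0.14   0.99  -0.004] F [-14.   -5.3   9.5] w 0.0228 q [-0.2  -0.13  2.06 -0.01  1.22 -1.63]
```

View pics/w53.png

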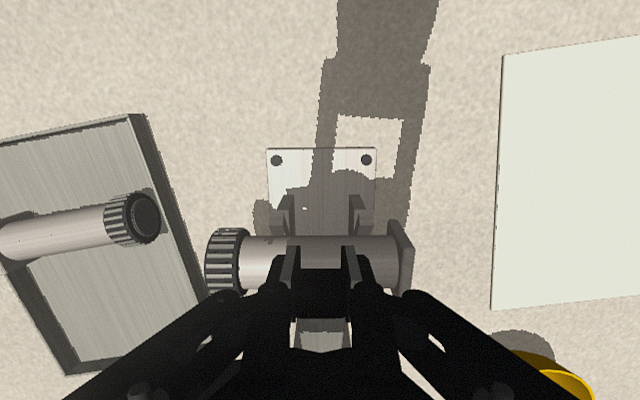

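Request:
{"api": "servo_tool", "payload": {
  "commands": [
    [[-0.13, 0.26, 0], 0, 0],
    [[-0.23, 0.6, 0], 0, 0],
    [[-0.28, 0.9, 0], 0, 0],
    [[-0.28, 0.95, 0], 0, 0],
    [[-0.28, 0.95, 0], 0, 0.3],
    [[-0.28, 0.95, 0], 0, 0.6],
    [[-0.28, 0.95, 0], 0, 0.6],
    [[-0.28, 0, 0], 0, 0.6],
    [[-0.28, -0.8, 0], 0, 0.6],
    [[-0.28, -1.6, 0], 0, 0.3]
  ]
}}

```text
t: 58.32
tcp_pos: [0.4362, -0.0157, 0.2877]
tool_rot: [0.706, -0.705, 0.049, -0.051]
force: [0.0, 0.3, -0.5]
gripper_width: 0.0341
```

```bash
python3 - <<'E'
from h import *
from station import *
save(camera("wrist"),"w54");show(); save(camera("side"),"s54"); crop("s54",260,110,460,260,4,"e1"); crop("w54",220,170,420,290,4,"g2")
cmd(cr(-.064,.009,.20))
E
```

```text
t 58.38 p [ 0.4393 -0.0162  0.2941] x [ 0.99  -0.141  0.012] y [ 0.012 -0.002 -1.   ] z [0.141 0.99  0.   ] F [2.5 0.4 2.8] w 0.027 q [-0.2  -0.24  1.98  0.    1.39 -1.63]
xyz units [ 0.784  1.852 -1.308] roll 0.0
```

View pics/g2.png

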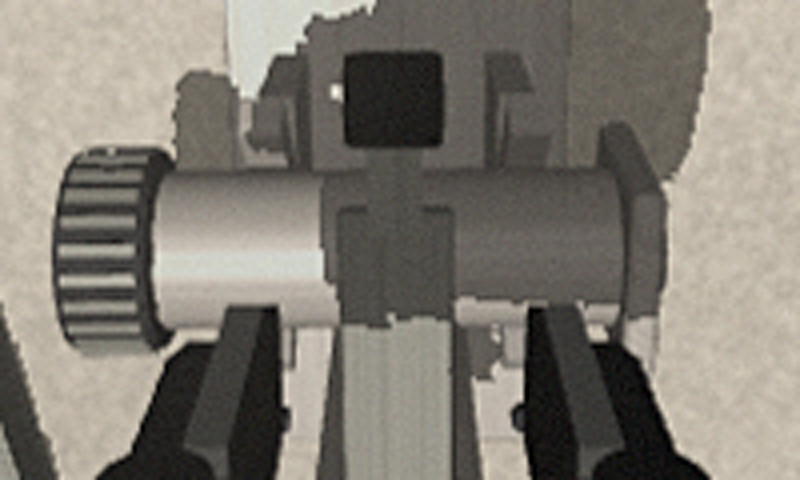

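View pics/e1.png

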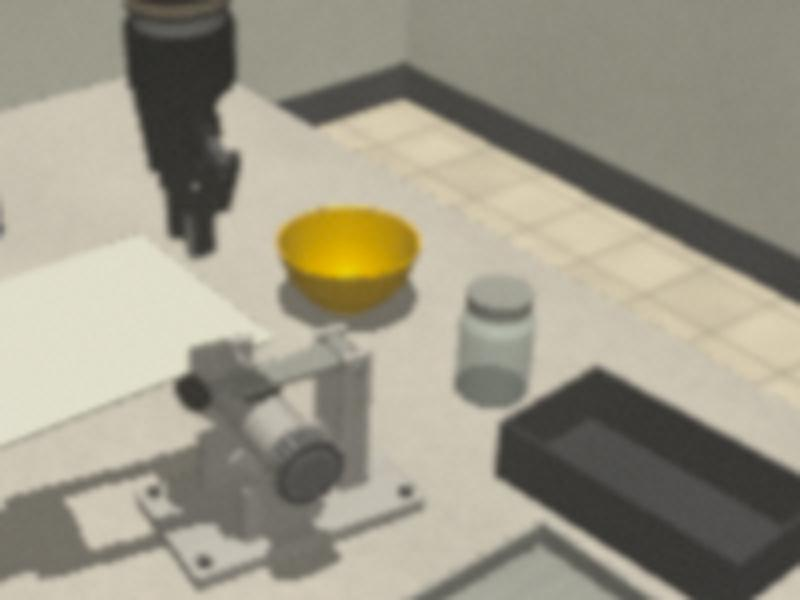

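```bash
python3 - <<'E'
from h import *
c=load("w54")
for u in (234,258.5): P=onz(c,u,232,.13)-O; print((P@XH).round(4))
for u in (377,386): P=onz(c,u,225,.12)-O; print((P@XH).round(4))
for x in (-90,-64,64,74): print(x,proj(c,cr(x/1000,0,.135)))
E
```

```text
-0.0935
-0.0666
0.0648
0.0749
-90 [236.52629273 239.71863758]
-64 [260.45374862 239.55187762]
64 [378.37585689 238.73003153]
74 [387.59731073 238.66576355]
```

```bash
python3 - <<'E'
from h import *
cmd(cr(-.067,.009,.20))
E
```

```text
xyz units [ 0.784  1.852 -1.368] roll 0.0
```

Request:
{"api": "servo_tool", "payload": {
  "commands": [
    [[0.4, 0, -0.7], 0, 0],
    [[0.78, 0.4, -1.37], 0, 0],
    [[0.78, 1.2, -1.37], 0, 0],
    [[0.78, 1.85, -1.37], 0, 0],
    [[0.78, 1.85, -1.37], 0, 0],
    [[0.78, 1.85, -1.37], 0, 0]
  ]
}}

```text
t: 59.18
tcp_pos: [0.4654, -0.0894, 0.1942]
tool_rot: [-0.705, 0.705, -0.049, 0.05]
force: [0.1, 0.5, 0.5]
gripper_width: 0.0002
```

```bash
python3 - <<'E'
from h import *
from station import *
save(camera("wrist"),"w55");show();cmd(cr(-.067,.009,.158))
E
```

```text
t 59.23 p [ 0.466  -0.0895  0.195 ] x [ 0.99  -0.141  0.003] y [ 0.003 -0.001 -1.   ] z [ 0.141  0.99  -0.   ] F [-0.3 -0.   1.2] w -0.0 q [-0.34 -0.06  2.01  0.    1.18 -1.77]
xyz units [0.073 0.74  0.007] roll 0.0
```

View pics/w55.png

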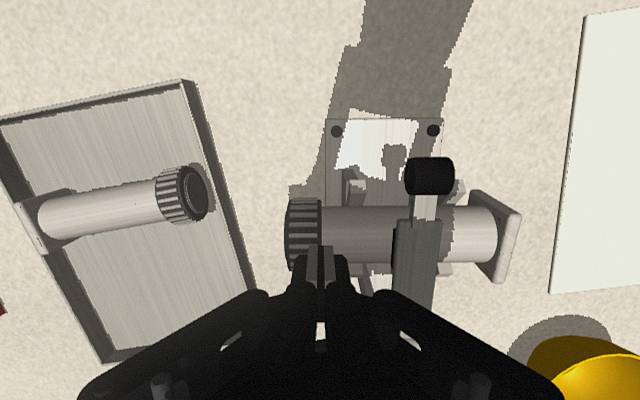

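Request:
{"api": "servo_tool", "payload": {
  "commands": [
    [[0.07, 0.4, 0], 0, 0],
    [[0.07, 0.7, 0], 0, 0],
    [[0.07, 0.74, 0], 0, 0],
    [[0.07, 0.74, 0], 0, 0]
  ]
}}

```text
t: 59.72
tcp_pos: [0.4684, -0.0899, 0.1567]
tool_rot: [-0.705, 0.705, -0.05, 0.05]
force: [0.2, 0.6, 1.0]
gripper_width: 0.0001
```

Request:
{"api": "servo_tool", "payload": {
  "commands": [
    [[0, 0.03, 0], 0, 0],
    [[0, 0.06, 0], 0, 0],
    [[0, 0.06, 0], 0, 0]
  ]
}}

```text
t: 60.1
tcp_pos: [0.469, -0.0902, 0.1551]
tool_rot: [-0.705, 0.706, -0.049, 0.05]
force: [-2.2, 0.0, 6.7]
gripper_width: -0.0001
```

Request:
{"api": "servo_tool", "payload": {
  "commands": [
    [[0, 0.02, 0], 0, 0],
    [[0, 0.025, 0], 0, 0],
    [[0, 0.025, 0], 0, 0]
  ]
}}

```text
t: 60.48
tcp_pos: [0.4692, -0.0903, 0.1549]
tool_rot: [-0.705, 0.706, -0.049, 0.05]
force: [-5.1, 0.6, 11.0]
gripper_width: -0.0002
```

```bash
python3 snap.py w56 292 20 65; python3 - <<'E'
from h import *
crop("w56",220,140,400,280,4.4,"g3")
E
```

```text
t 60.52 p [ 0.4691 -0.0903  0.1548] x [ 0.99  -0.141  0.002] y [ 0.002 -0.001 -1.   ] z [ 0.141  0.99  -0.001] F [-4.1  1.3 11.1] w 0.0001 q [-0.34  0.    2.03 -0.    1.1  -1.77]
cr -0.0676 0.0095
phase deg mod 15: 4.91 amp 13.4
```

View pics/g3.png

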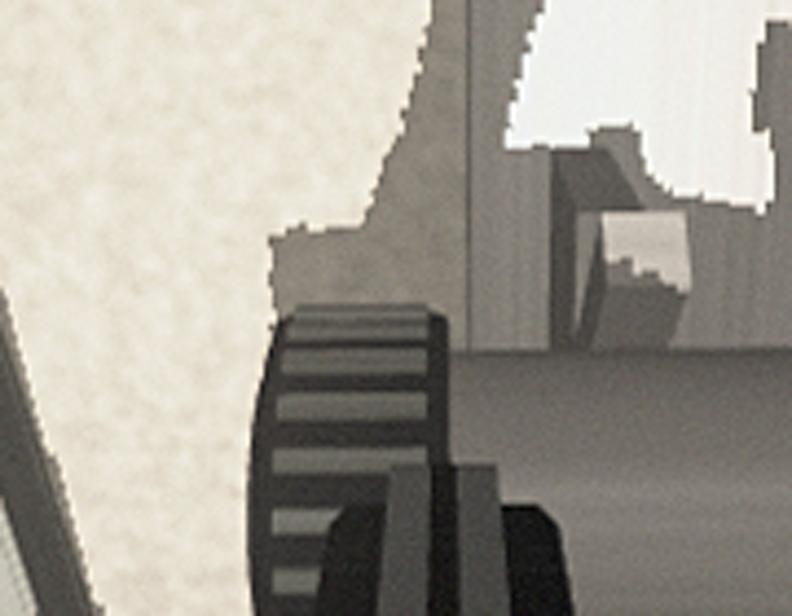

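Request:
{"api": "servo_tool", "payload": {
  "commands": [
    [[0.04, 0, 0], 0, 0],
    [[0.08, 0, 0], 0, 0],
    [[0.08, 0, 0], 0, 0]
  ]
}}

```text
t: 60.9
tcp_pos: [0.4732, -0.091, 0.1552]
tool_rot: [-0.705, 0.706, -0.049, 0.05]
force: [-3.7, 1.2, 11.9]
gripper_width: -0.0003
```

```bash
python3 snap.py w57 292 20 65
```

```text
t 60.95 p [ 0.4732 -0.091   0.1552] x [ 0.99  -0.141  0.002] y [ 0.002 -0.001 -1.   ] z [ 0.141  0.99  -0.001] F [-4.5  0.7 12.8] w 0.0002 q [-0.34  0.01  2.03 -0.    1.1  -1.76]
cr -0.0678 0.0053
phase deg mod 15: 11.82 amp 14.2
```

Request:
{"api": "servo_tool", "payload": {
  "commands": [
    [[0.04, 0, 0], 0, 0],
    [[0.08, 0, 0], 0, 0],
    [[0.08, 0, 0], 0, 0]
  ]
}}

```text
t: 61.32
tcp_pos: [0.4775, -0.0916, 0.1553]
tool_rot: [-0.705, 0.706, -0.049, 0.051]
force: [-4.4, 0.4, 12.2]
gripper_width: -0.0
```

```bash
python3 snap.py w58 292 20 65
```

```text
t 61.38 p [ 0.4775 -0.0915  0.1553] x [ 0.99  -0.141  0.003] y [ 0.003 -0.001 -1.   ] z [ 0.141  0.99  -0.001] F [-4.2  1.7 12.6] w 0.0004 q [-0.33  0.02  2.02 -0.    1.1  -1.76]
cr -0.0678 0.001
phase deg mod 15: 3.02 amp 12.5
```

Request:
{"api": "servo_tool", "payload": {
  "commands": [
    [[0.04, 0, 0], 0, 0],
    [[0.09, 0, 0], 0, 0],
    [[0.09, 0, 0], 0, 0]
  ]
}}

```text
t: 61.75
tcp_pos: [0.482, -0.0921, 0.1553]
tool_rot: [-0.705, 0.706, -0.049, 0.051]
force: [-3.4, 0.8, 11.8]
gripper_width: 0.0002
```

```bash
python3 snap.py w59 292 20 65
```

```text
t 61.8 p [ 0.4819 -0.0921  0.1553] x [ 0.99  -0.141  0.003] y [ 0.002 -0.001 -1.   ] z [ 0.141  0.99  -0.001] F [-4.1  1.1 12. ] w 0.0002 q [-0.33  0.03  2.01 -0.    1.1  -1.76]
cr -0.0678 -0.0034
phase deg mod 15: 9.1 amp 13.1
```

Request:
{"api": "servo_tool", "payload": {
  "commands": [
    [[0.04, 0, 0], 0, 0],
    [[0.09, 0, 0], 0, 0],
    [[0.09, 0, 0], 0, 0]
  ]
}}

```text
t: 62.18
tcp_pos: [0.4864, -0.0927, 0.1552]
tool_rot: [-0.705, 0.706, -0.049, 0.051]
force: [-2.9, 0.8, 12.3]
gripper_width: 0.0003
```

```bash
python3 snap.py w60 292 20 65
```

```text
t 62.23 p [ 0.4864 -0.0927  0.1553] x [ 0.99  -0.141  0.002] y [ 0.002 -0.001 -1.   ] z [ 0.141  0.99  -0.001] F [-3.6  1.3 11.6] w -0.0002 q [-0.33  0.04  2.   -0.    1.1  -1.76]
cr -0.0678 -0.0079
phase deg mod 15: 0.41 amp 12.5
```

Request:
{"api": "servo_tool", "payload": {
  "commands": [
    [[0, -0.12, 0], 0, 0],
    [[-0.2, -0.12, 0], 0, 0],
    [[-0.36, -0.12, 0], 0, 0],
    [[-0.36, -0.03, 0], 0, 0],
    [[-0.36, 0, 0], 0, 0],
    [[-0.36, 0, 0], 0, 0]
  ]
}}

```text
t: 62.98
tcp_pos: [0.4664, -0.0901, 0.1536]
tool_rot: [-0.705, 0.706, -0.051, 0.049]
force: [-8.1, 1.1, 13.5]
gripper_width: -0.0
```

```bash
python3 snap.py w61 292 20 65
```

```text
t 63.02 p [ 0.4664 -0.09    0.1536] x [ 0.99  -0.141 -0.003] y [-0.003 -0.001 -1.   ] z [ 0.141  0.99  -0.001] F [-6.4 -0.4 13.4] w 0.0001 q [-0.34  0.    2.04 -0.    1.1  -1.77]
cr -0.0678 0.0122
phase deg mod 15: 0.12 amp 13.1
```

Request:
{"api": "servo_tool", "payload": {
  "commands": [
    [[0.04, 0, 0], 0, 0],
    [[0.09, 0, 0], 0, 0],
    [[0.09, 0, 0], 0, 0]
  ]
}}

```text
t: 63.4
tcp_pos: [0.472, -0.0913, 0.1544]
tool_rot: [-0.705, 0.706, -0.05, 0.05]
force: [-5.9, 0.4, 15.5]
gripper_width: 0.0003
```

```bash
python3 snap.py w62 292 20 65
```

```text
t 63.45 p [ 0.472  -0.0913  0.1544] x [ 0.99  -0.141  0.   ] y [-0.    -0.002 -1.   ] z [ 0.141  0.99  -0.002] F [-5.8  0.1 13.7] w -0.0002 q [-0.34  0.01  2.03 -0.    1.1  -1.76]
cr -0.0682 0.0065
phase deg mod 15: 3.12 amp 12.4
```

Request:
{"api": "servo_tool", "payload": {
  "commands": [
    [[0.04, 0, 0], 0, 0],
    [[0.09, 0, 0], 0, 0],
    [[0.09, 0, 0], 0, 0]
  ]
}}

```text
t: 63.82
tcp_pos: [0.4773, -0.0919, 0.1547]
tool_rot: [-0.705, 0.706, -0.049, 0.051]
force: [-3.3, 0.7, 13.1]
gripper_width: -0.0
```

```bash
python3 snap.py w63 292 20 65
```

```text
t 63.88 p [ 0.4773 -0.0919  0.1547] x [ 0.99  -0.141  0.002] y [ 0.002 -0.002 -1.   ] z [ 0.141  0.99  -0.002] F [-4.  -0.4 13.9] w 0.0002 q [-0.33  0.02  2.02 -0.    1.1  -1.76]
cr -0.0681 0.0012
phase deg mod 15: 7.02 amp 13.2
```

Request:
{"api": "servo_tool", "payload": {
  "commands": [
    [[0.03, 0, 0], 0, 0],
    [[0.06, 0, 0], 0, 0],
    [[0.06, 0, 0], 0, 0]
  ]
}}

```text
t: 64.25
tcp_pos: [0.4802, -0.0923, 0.1547]
tool_rot: [-0.705, 0.706, -0.049, 0.051]
force: [-3.3, -0.1, 14.6]
gripper_width: 0.0001
```

```bash
python3 snap.py w64 292 20 65
```

```text
t 64.3 p [ 0.4802 -0.0923  0.1547] x [ 0.99  -0.141  0.002] y [ 0.002 -0.002 -1.   ] z [ 0.141  0.99  -0.001] F [-4.6  0.1 14. ] w -0.0002 q [-0.33  0.03  2.01 -0.    1.1  -1.76]
cr -0.0681 -0.0017
phase deg mod 15: 1.22 amp 11.9
```

Request:
{"api": "servo_tool", "payload": {
  "commands": [
    [[0.03, 0, 0], 0, 0],
    [[0.06, 0, 0], 0, 0],
    [[0.06, 0, 0], 0, 0]
  ]
}}

```text
t: 64.68
tcp_pos: [0.4821, -0.0926, 0.1546]
tool_rot: [-0.705, 0.706, -0.05, 0.049]
force: [-7.0, 0.2, 16.3]
gripper_width: -0.0
```

```bash
python3 snap.py w65 292 20 65
```

```text
t 64.72 p [ 0.4821 -0.0926  0.1546] x [ 0.99  -0.14  -0.001] y [-0.001 -0.002 -1.   ] z [ 0.14   0.99  -0.002] F [-7.6 -0.2 15.2] w 0.0003 q [-0.33  0.04  2.   -0.    1.1  -1.76]
cr -0.0683 -0.0036
phase deg mod 15: 12.69 amp 13.0
```

Request:
{"api": "servo_tool", "payload": {
  "commands": [
    [[0.03, 0, 0], 0, 0],
    [[0.05, 0, 0], 0, 0],
    [[0.05, 0, 0], 0, 0]
  ]
}}

```text
t: 65.1
tcp_pos: [0.4836, -0.0934, 0.1546]
tool_rot: [-0.704, 0.706, -0.051, 0.048]
force: [-8.8, -0.5, 17.7]
gripper_width: 0.0001
```

```bash
python3 snap.py w66 292 20 65
```

```text
t 65.15 p [ 0.4836 -0.0934  0.1546] x [ 0.99  -0.14  -0.003] y [-0.004 -0.003 -1.   ] z [ 0.14   0.99  -0.003] F [-8.9 -0.1 18. ] w 0.0001 q [-0.33  0.04  2.   -0.    1.11 -1.76]
cr -0.0688 -0.0052
phase deg mod 15: 9.08 amp 10.8
```

Request:
{"api": "servo_tool", "payload": {
  "commands": [
    [[0, -0.12, 0], 0, 0],
    [[0, -0.8, 0], 0, 0],
    [[-0.6, -1.4, 0.5], 0, 0.3],
    [[-1, -1.6, 1.2], 0, 0.6],
    [[-1.1, -1.6, 1.4], 0, 0.6],
    [[-1.1, -1.6, 1.4], 0, 0.6]
  ]
}}

```text
t: 65.9
tcp_pos: [0.4396, -0.0148, 0.2312]
tool_rot: [-0.705, 0.705, -0.05, 0.049]
force: [-0.0, -0.1, -0.6]
gripper_width: 0.0514
```

```bash
python3 - <<'E'
from h import *
from station import *
save(camera("wrist"),"w67");show(); cmd(knob(0)+[0,0,.006]); crop("w67",200,150,440,300,3.3,"g3")
print(proj(load("w67"),knob(0)))
a=cv2.imread("pics/s54.png")[190:245,300:360];save(camera("side"),"s67");b=cv2.imread("pics/s67.png")[190:245,300:360]
cv2.imwrite("pics/cmp.png",cv2.resize(np.hstack([a,b]),None,fx=6.5,fy=6.5,interpolation=cv2.INTER_CUBIC))
E
```

```text
t 65.95 p [ 0.4398 -0.0153  0.2312] x [ 0.99  -0.14  -0.001] y [-0.001 -0.    -1.   ] z [ 0.14   0.99  -0.001] F [1.  0.4 0.1] w 0.0515 q [-0.19 -0.18  2.05 -0.    1.27 -1.62]
xyz units [-0.147  1.544 -0.056] roll 0.0
[316.94892509 208.81057786]
```

View pics/g3.png

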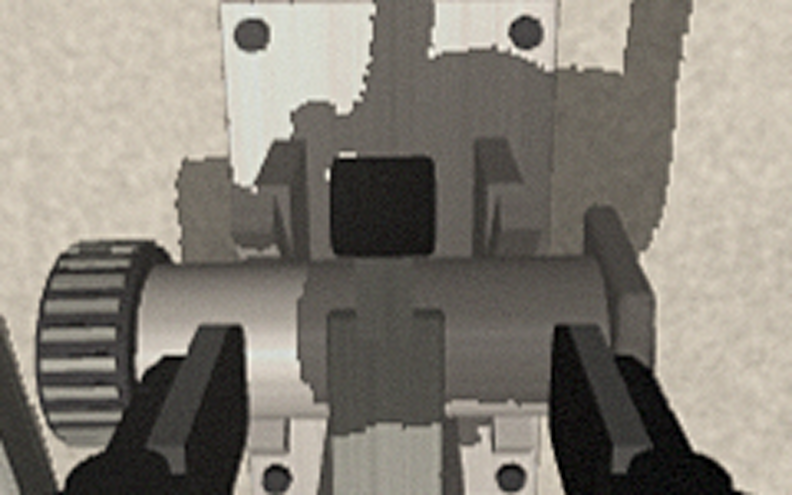

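View pics/cmp.png

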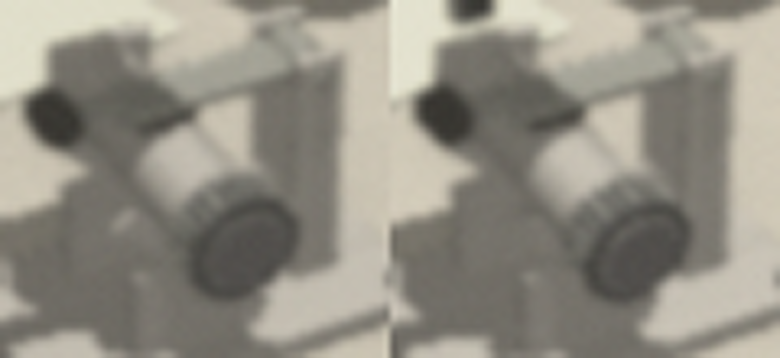

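Request:
{"api": "servo_tool", "payload": {
  "commands": [
    [[-0.15, 0.3, -0.05], 0, 0.6],
    [[-0.15, 0.9, -0.05], 0, 0.6],
    [[-0.15, 1.5, -0.05], 0, 0.6],
    [[-0.15, 1.54, -0.05], 0, 0.6],
    [[-0.15, 1.54, -0.05], 0, 0.2],
    [[-0.15, 1.54, -0.05], 0, 0],
    [[-0.15, 1.54, -0.05], 0, 0],
    [[-0.15, 1.54, -0.05], 0, 0]
  ]
}}

```text
t: 67.0
tcp_pos: [0.4328, -0.0174, 0.1561]
tool_rot: [-0.705, 0.706, -0.049, 0.05]
force: [-1.8, -5.4, 2.3]
gripper_width: 0.0224
```

Request:
{"api": "servo_tool", "payload": {
  "commands": [
    [[0.06, -0.5, 0], 0, 0],
    [[0.2, -0.95, 0], 0, 0],
    [[0.5, -1.45, 0], 0, 0],
    [[0.85, -1.87, 0], 0, 0],
    [[1.3, -2.2, 0], 0, 0],
    [[1.8, -2.45, 0], 0, 0],
    [[2.35, -2.58, 0], 0, 0],
    [[2.9, -2.6, 0], 0, 0],
    [[3.4, -2.52, 0], 0, 0],
    [[3.6, -2.47, 0], 0, 0]
  ]
}}

```text
t: 68.25
tcp_pos: [0.6104, -0.0412, 0.2782]
tool_rot: [0.706, -0.705, 0.051, -0.049]
force: [-2.7, 0.0, 1.7]
gripper_width: 0.0223
```

Request:
{"api": "servo_tool", "payload": {
  "commands": [
    [[0.1, 0, 0], 0, 0],
    [[0.1, 0, 0], 0, 0],
    [[0.1, 0, 0], 0, 0.4],
    [[0.1, 0, 0], 0, 0.7],
    [[0.1, 0, 0], 0, 0.7],
    [[0.1, -0.8, 0], 0, 0.7],
    [[0, -1.6, 0], 0, 0.8],
    [[-0.4, -1.6, 0], 0, 0.8]
  ]
}}

```text
t: 69.25
tcp_pos: [0.5932, -0.0398, 0.3645]
tool_rot: [-0.705, 0.706, -0.046, 0.054]
force: [-0.2, -0.5, -0.3]
gripper_width: 0.0683
```

```bash
python3 - <<'E'
from h import *
from station import *
save(camera("wrist"),"w68");show(); cmd(cr(-.002,0,.34))
E
```

```text
t 69.3 p [ 0.5899 -0.039   0.3624] x [ 0.99  -0.141  0.005] y [ 0.005 -0.001 -1.   ] z [ 0.141  0.99  -0.   ] F [-1.1  0.5 -1.3] w 0.0684 q [-0.18  0.07  1.56 -0.    1.5  -1.61]
xyz units [-2.071  0.439 -0.041] roll 0.0
```

View pics/w68.png

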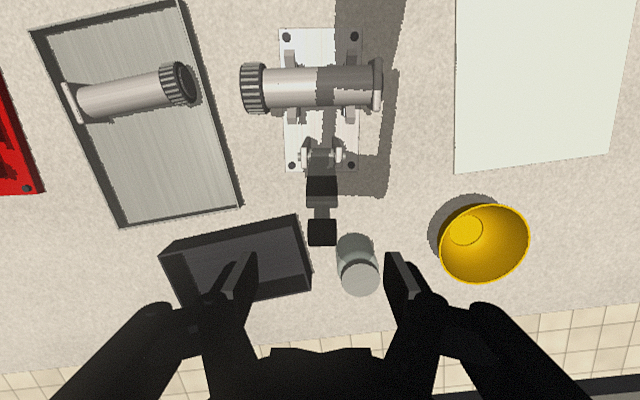

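Request:
{"api": "servo_tool", "payload": {
  "commands": [
    [[-0.5, 0, 0], 2, 1],
    [[-1, 0, 0], 4, 1],
    [[-1.5, 0, 0], 6, 1],
    [[-2.05, 0.2, 0], 8, 1],
    [[-2.07, 0.4, -0.03], 10, 1],
    [[-2.07, 0.4, -0.03], 12, 1],
    [[-2.07, 0.4, -0.03], 14, 1],
    [[-2.07, 0.4, -0.03], 16, 1],
    [[-2.07, 0.4, -0.03], 17.9, 1],
    [[-2.07, 0.4, -0.03], 17.9, 1]
  ]
}}

```text
t: 70.55
tcp_pos: [0.488, -0.0261, 0.3386]
tool_rot: [-0.466, 0.466, -0.531, 0.532]
force: [0.4, -0.4, 0.2]
gripper_width: 0.0853
```

```bash
python3 - <<'E'
from h import *
from station import *
save(camera("wrist"),"w69");show(); cmd(cr(-.002,0,.111))
E
```

```text
t 70.6 p [ 0.488  -0.0261  0.3386] x [-0.13  -0.992  0.   ] y [ 0. -0. -1.] z [ 0.992 -0.13   0.001] F [-0.6  0.5 -0. ] w 0.0857 q [-0.2  -0.14  1.82 -0.    1.47 -0.07]
xyz units [ 0.01   4.552 -0.017] roll 0.0
```

View pics/w69.png

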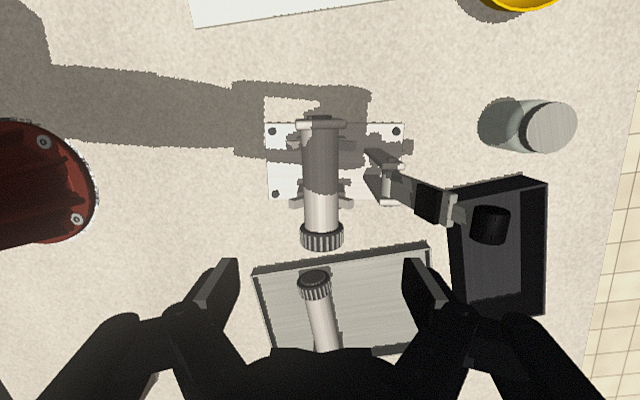

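Request:
{"api": "servo_tool", "payload": {
  "commands": [
    [[0, 1, 0], 0, 1],
    [[0, 2, 0], 0, 1],
    [[0, 3, 0], 0, 1],
    [[0, 4, 0], 0, 1],
    [[0, 4.54, 0], 0, 1],
    [[0, 4.54, 0], 0, 1],
    [[0, 4.54, 0], 0, 0.4],
    [[0, 4.54, 0], 0, 0.2],
    [[0, 4.54, 0], 0, 0],
    [[0, 4.54, 0], 0, 0]
  ]
}}

```text
t: 71.85
tcp_pos: [0.4889, -0.026, 0.1137]
tool_rot: [-0.466, 0.465, -0.531, 0.532]
force: [-2.1, 0.8, 6.1]
gripper_width: 0.044
```

Request:
{"api": "servo_tool", "payload": {
  "commands": [
    [[0, 0, 0], 0, 0],
    [[0, -0.2, 0], 0, 0],
    [[0, -0.8, 0], 0, 0],
    [[0, -1.6, 0], 0, 0],
    [[0, -1.75, 0], 0, 0],
    [[0, -1.75, 0], 0, 0]
  ]
}}

```text
t: 72.6
tcp_pos: [0.4877, -0.026, 0.1989]
tool_rot: [-0.466, 0.466, -0.532, 0.532]
force: [-0.8, 0.0, -4.3]
gripper_width: 0.0442
```

```bash
python3 - <<'E'
from h import *
from station import *
save(camera("wrist"),"w70");show(); cmd((.5545,-.3085,.2))
E
```

```text
t 72.65 p [ 0.4868 -0.0258  0.1977] x [-0.132 -0.991 -0.   ] y [-0.002  0.001 -1.   ] z [ 0.991 -0.132 -0.002] F [-0.4 -0.1 -4.8] w 0.0443 q [-0.2  -0.03  1.98  0.    1.19 -0.06]
xyz units [ 5.425 -0.052  2.09 ] roll 0.0
```

View pics/w70.png

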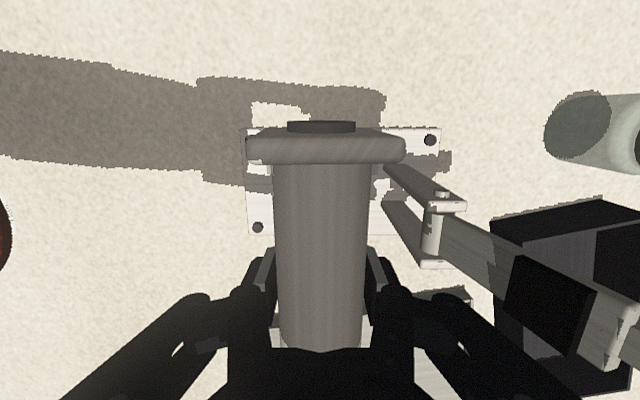

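Request:
{"api": "servo_tool", "payload": {
  "commands": [
    [[0.7, 0, 0], 0, 0],
    [[1.5, 0, 0], -0.3, 0],
    [[2.3, 0, 0], -0.6, 0],
    [[3.1, 0, 0.2], -0.9, 0],
    [[3.7, 0, 0.8], -1.2, 0],
    [[4.3, 0, 1.4], -1.6, 0],
    [[5, 0, 2.0], -2.06, 0],
    [[5.33, 0, 2.1], -2.06, 0],
    [[5.33, 0, 2.1], -2.06, 0],
    [[5.33, 0, 2.1], -2.06, 0]
  ]
}}

```text
t: 73.9
tcp_pos: [0.5554, -0.3024, 0.1975]
tool_rot: [-0.512, 0.512, -0.489, 0.487]
force: [0.9, -0.0, -3.7]
gripper_width: 0.0439
```

```bash
python3 - <<'E'
from h import *
from station import *
save(camera("wrist"),"w71");show(); cmd((.5545,-.3035,.043)); save(camera("side"),"s71"); crop("s71",300,180,500,330,4,"e1")
s,p,M=st(); print(np.degrees(np.arctan2(M[1,2],M[0,2])))
E
```

```text
t 73.95 p [ 0.5556 -0.3024  0.198 ] x [ 0.048 -0.999 -0.002] y [-0.002  0.002 -1.   ] z [ 0.999  0.048 -0.002] F [ 1.   1.1 -3.2] w 0.044 q [-0.61  0.28  1.64  0.    1.23 -0.66]
xyz units [ 0.027  3.101 -0.018] roll 0.0
2.741505380521411
```

View pics/w71.png

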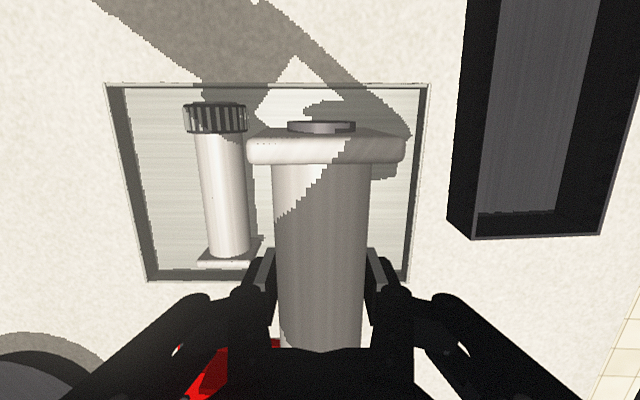

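View pics/e1.png

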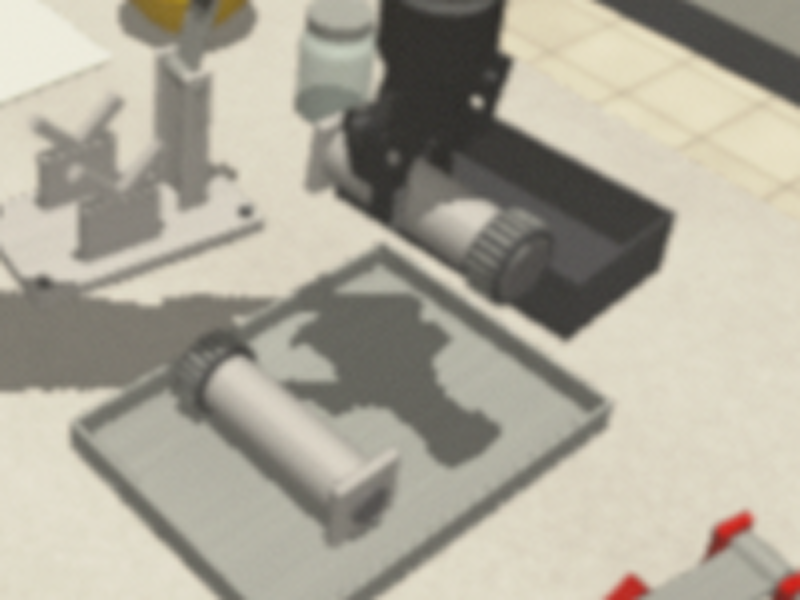

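Request:
{"api": "servo_tool", "payload": {
  "commands": [
    [[0.03, 0.8, -0.02], 0, 0],
    [[0.03, 1.6, -0.02], 0, 0],
    [[0.03, 2.4, -0.02], 0, 0],
    [[0.03, 2.9, -0.02], 0, 0],
    [[0.03, 3.1, -0.02], 0, 0],
    [[0.03, 3.15, -0.02], 0, 0],
    [[0.03, 3.15, -0.02], 0, 0]
  ]
}}

```text
t: 74.88
tcp_pos: [0.5568, -0.3061, 0.0431]
tool_rot: [0.512, -0.512, 0.487, -0.489]
force: [0.2, 0.4, -3.0]
gripper_width: 0.044
```

Request:
{"api": "servo_tool", "payload": {
  "commands": [
    [[0, 0.03, 0], 0, 0],
    [[0, 0.05, 0], 0, 0],
    [[0, 0.05, 0], 0, 0]
  ]
}}

```text
t: 75.25
tcp_pos: [0.5558, -0.3057, 0.0393]
tool_rot: [0.512, -0.512, 0.488, -0.488]
force: [0.2, 0.1, -3.5]
gripper_width: 0.0441
```

Request:
{"api": "servo_tool", "payload": {
  "commands": [
    [[0, 0.03, 0], 0, 0],
    [[0, 0.05, 0], 0, 0],
    [[0, 0.05, 0], 0, 0]
  ]
}}

```text
t: 75.62
tcp_pos: [0.556, -0.3059, 0.0379]
tool_rot: [-0.512, 0.512, -0.488, 0.488]
force: [-3.4, 1.6, 5.0]
gripper_width: 0.0439
```

Request:
{"api": "servo_tool", "payload": {
  "commands": [
    [[0, 0, 0], 0, 0.1],
    [[0, 0, 0], 0, 0.6],
    [[0, 0, 0], 0, 0.8],
    [[0, 0, 0], 0, 0.8],
    [[0, -0.8, 0], 0, 0.8],
    [[0, -1.6, 0], 0, 0.8],
    [[0.6, -2.5, -0.6], 0, 0.8],
    [[1.2, -3.5, -1], 0, 0.8],
    [[1.2, -4.4, -1], 0, 0.8],
    [[1.2, -5, -1], 0, 0.8]
  ]
}}

```text
t: 76.88
tcp_pos: [0.509, -0.3691, 0.2898]
tool_rot: [0.511, -0.511, 0.487, -0.49]
force: [0.2, 0.5, -0.7]
gripper_width: 0.0684
```

```bash
python3 - <<'E'
from h import *
from station import *
save(camera("wrist"),"w72");show(); cmd((.50,-.15,.36))
E
```

```text
t 76.92 p [ 0.5106 -0.3702  0.2944] x [ 0.046 -0.999  0.008] y [ 0.008 -0.007 -1.   ] z [0.999 0.046 0.008] F [0.4 0.4 3. ] w 0.0685 q [-0.74  0.19  1.56  0.    1.38 -0.78]
xyz units [-4.398e+00 -1.347e+00  3.000e-03] roll 0.0
```

View pics/w72.png

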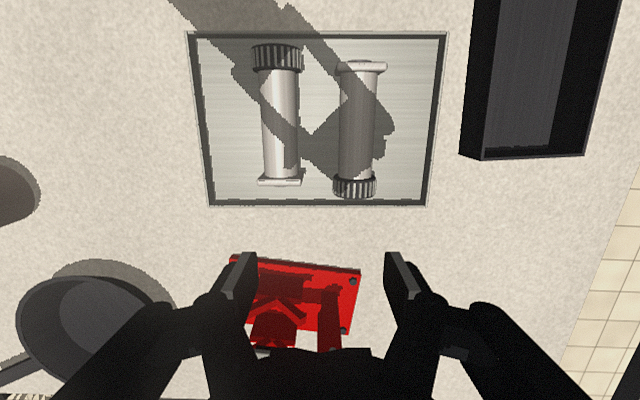

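```bash
python3 - <<'E'
from h import *
cmd(knob(1.85)+[0,0,.08])
E
```

```text
xyz units [-6.48  -1.167  2.294] roll 0.0
```

Request:
{"api": "servo_tool", "payload": {
  "commands": [
    [[-0.3, -1, 0.1], -1, 0.7],
    [[-1, -1.4, 0.4], -3, 0.6],
    [[-1.8, -1.4, 0.7], -5, 0.6],
    [[-2.6, -1.4, 1], -7, 0.6],
    [[-3.4, -1.4, 1.3], -9, 0.6],
    [[-4.2, -1.4, 1.6], -11, 0.6],
    [[-5, -1.4, 1.9], -13, 0.6],
    [[-5.8, -1.4, 2.2], -15, 0.6],
    [[-6.48, -1.2, 2.3], -15.9, 0.6],
    [[-6.48, -1.17, 2.3], -15.9, 0.6]
  ]
}}

```text
t: 78.18
tcp_pos: [0.6079, -0.0363, 0.3431]
tool_rot: [0.706, -0.705, 0.048, -0.046]
force: [-0.4, 0.1, -0.7]
gripper_width: 0.0508
```

Request:
{"api": "servo_tool", "payload": {
  "commands": [
    [[0, 0, 0], 0, 0.6]
  ]
}}

```text
t: 78.3
tcp_pos: [0.608, -0.0392, 0.3442]
tool_rot: [-0.705, 0.706, -0.049, 0.048]
force: [0.3, -0.2, 0.5]
gripper_width: 0.0512
```

```bash
python3 - <<'E'
from h import *
from station import *
save(camera("wrist"),"w73");show(); cmd(knob(1.85)+[0,0,.004]);print(proj(load("w73"),knob(1.85)))
s,p,M=st(); print(np.degrees(np.arctan2(M[1,2],M[0,2])))
E
```

```text
t 78.35 p [ 0.6082 -0.0397  0.3447] x [ 0.991 -0.137 -0.   ] y [-0.    -0.001 -1.   ] z [ 0.137  0.991 -0.001] F [ 0.5 -0.3 -0.1] w 0.051 q [-0.18  0.12  1.54 -0.    1.48 -1.61]
xyz units [ 0.033  1.393 -0.017] roll 0.0
[319.43838187 224.35357165]
82.12778656620263
```

View pics/w73.png

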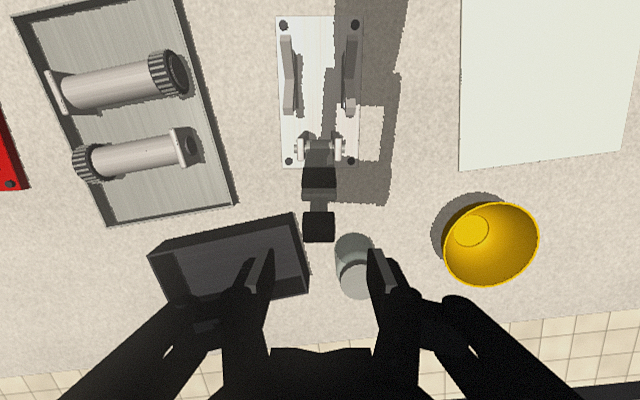

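Request:
{"api": "servo_tool", "payload": {
  "commands": [
    [[0.07, 0.6, -0.01], 0, 0.6],
    [[0.07, 1.1, -0.01], 0, 0.6],
    [[0.07, 1.39, -0.01], 0, 0.6],
    [[0.07, 1.39, -0.01], 0, 0.3],
    [[0.07, 1.39, -0.01], 0, 0],
    [[0.07, 1.39, -0.01], 0, 0],
    [[0.07, 1.39, -0.01], 0, 0]
  ]
}}

```text
t: 79.22
tcp_pos: [0.6117, -0.0412, 0.2762]
tool_rot: [-0.705, 0.706, -0.048, 0.048]
force: [-0.7, -5.4, -0.8]
gripper_width: 0.0225
```

Request:
{"api": "servo_tool", "payload": {
  "commands": [
    [[-0.26, -0.07, 0], 0, 0],
    [[-0.67, -0.13, 0], 0, 0],
    [[-1.07, -0.13, 0], 0, 0],
    [[-1.48, -0.07, 0], 0, 0],
    [[-1.99, 0.1, 0], 0, 0],
    [[-2.46, 0.37, 0], 0, 0],
    [[-2.87, 0.73, 0], 0, 0],
    [[-3.2, 1.17, 0], 0, 0],
    [[-3.3, 1.4, 0], 0, 0],
    [[-3.3, 1.4, 0], 0, 0]
  ]
}}

```text
t: 80.47
tcp_pos: [0.4449, -0.019, 0.2066]
tool_rot: [-0.704, 0.707, -0.05, 0.045]
force: [-14.4, -6.5, 9.8]
gripper_width: 0.0227
```

```bash
python3 - <<'E'
from h import *
from station import *
save(camera("wrist"),"w74");show(); cmd(knob(-.06)+[0,0,.008])
E
```

```text
t 80.53 p [ 0.4451 -0.019   0.2069] x [ 0.991 -0.135 -0.007] y [-0.008 -0.005 -1.   ] z [ 0.135  0.991 -0.006] F [-15.6  -6.    8.8] w 0.0226 q [-0.2  -0.13  2.06 -0.01  1.22 -1.63]
xyz units [-0.259  1.184  0.01 ] roll 0.0
```

View pics/w74.png

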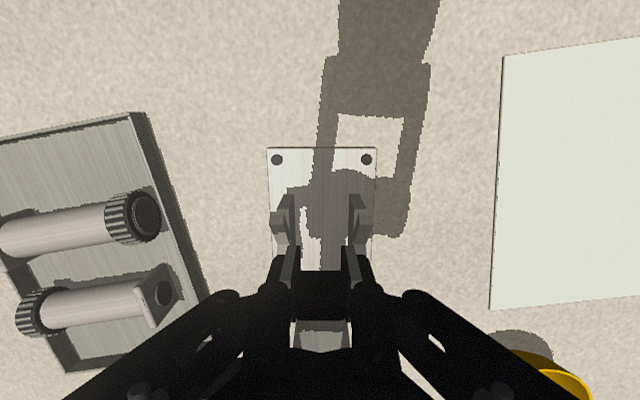

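Request:
{"api": "servo_tool", "payload": {
  "commands": [
    [[-0.13, 0.26, 0], 0, 0],
    [[-0.23, 0.6, 0], 0, 0],
    [[-0.28, 0.9, 0], 0, 0],
    [[-0.28, 1.1, 0], 0, 0],
    [[-0.28, 1.1, 0], 0, 0.3],
    [[-0.28, 1.1, 0], 0, 0.6],
    [[-0.28, 1.1, 0], 0, 0.6],
    [[-0.28, 0.2, 0], 0, 0.6],
    [[-0.28, -0.8, 0], 0, 0.6],
    [[-0.28, -1.8, 0], 0, 0.6]
  ]
}}

```text
t: 81.78
tcp_pos: [0.4347, -0.0151, 0.2979]
tool_rot: [0.706, -0.705, 0.047, -0.049]
force: [0.4, 0.8, -0.0]
gripper_width: 0.051
```

Request:
{"api": "servo_tool", "payload": {
  "commands": [
    [[-0.6, -0.6, 0], 0, 0.6],
    [[-1.2, -1, 0], 0, 0.6],
    [[-1.2, -1, 0], 0, 0.6]
  ]
}}

```text
t: 82.15
tcp_pos: [0.3754, -0.007, 0.3488]
tool_rot: [-0.705, 0.706, -0.045, 0.051]
force: [-0.3, 0.3, 0.2]
gripper_width: 0.051
```

```bash
python3 - <<'E'
from h import *
from station import *
save(camera("wrist"),"w75");show(); save(camera("side"),"s75"); save(camera("scene"),"sc75"); crop("s75",190,130,510,360,2.5,"c3"); crop("sc75",200,130,420,340,2.8,"c2")
c=load("w75"); print(proj(c,knob(-.12)),proj(c,knob(0)))
E
```

```text
t 82.2 p [ 0.3755 -0.0071  0.3473] x [ 0.991 -0.135  0.005] y [ 0.005 -0.001 -1.   ] z [0.135 0.991 0.   ] F [-0.4 -0.5  0.1] w 0.0515 q [-0.21 -0.43  2.02  0.    1.54 -1.64]
[318.97958311 220.73619182] [318.91887787 225.43258554]
```

View pics/w75.png

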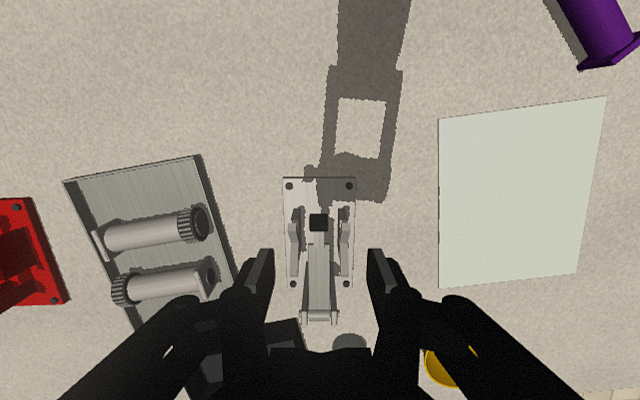

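View pics/c3.png

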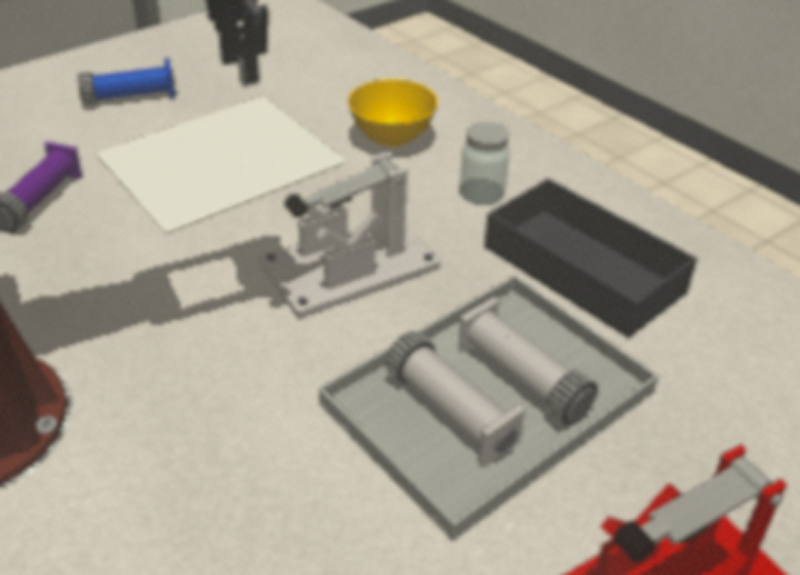

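View pics/c2.png

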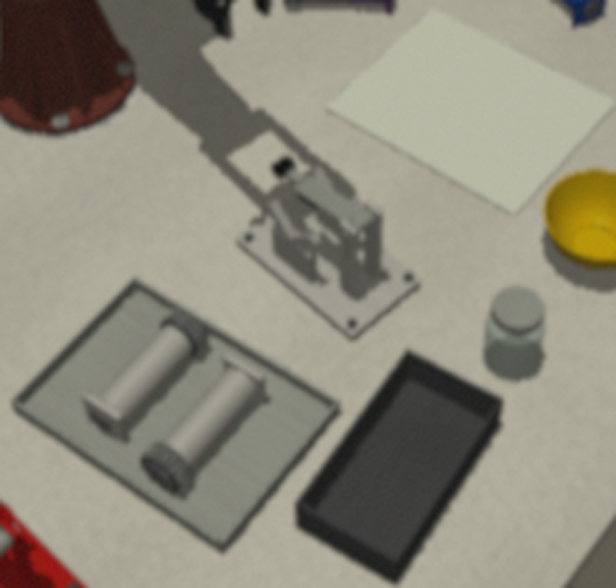

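```bash
python3 - <<'E'
from station import *
print(sign_off())
E
```

```text
the job is handed in; nothing more can be done
None
```

Both barrels on the white board went through the cradle, had their rings turned under the strap, and now lie in the steel tray. I handed the job in at about 82 s of the 210 s allowed.

- **How the rings were turned:** the moves allow no tilt of the tool. I pressed the shut fingertips on top of each ring and dragged it clockwise in short strokes, following the knurls in the wrist camera.
- **First ring:** about 69° counted, using the tool travel because the knurls repeat every 15°. The early strokes slipped until I pressed harder.
- **Second ring:** about 67° counted, with no slipping.
- **Rings home:** I judged both to be at their stops because the drag force rose from about 4 N to about 9 N while still pushing. I could not read the ring angles directly.
- **Last pictures:** both barrels lie flat, side by side about 80 mm apart in the tray. The strap is down over the empty cradle, at its starting pixel, and the arm is clear. The bowl, jar, loaf pan, blue and purple barrels and red cradle look unmoved.
- **What was less than clean:** at its stop the first barrel rolled about 3° under the strap. The second may also have turned a few degrees with the last push. I saw no grip slackening and no barrel knocked aside.

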